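# Load the colour spotlight for the still-life table

## Robot

A 7-joint arm with a two-finger parallel gripper is mounted at the origin on the work surface. World frame = base frame: x ahead of the robot, y to its left, z up, the work surface at z = 0. Lengths are in m, angles in rad, forces in N, time in s.
With the tool pointing down it reaches from about 0.4 to 0.85 m from the base axis. Payload 4.5 kg.
Tool frame: the origin (TCP) lies midway between the tips of the shut fingers; the grasp point (between the pads) lies 19 mm behind it (ctrl.grip_point_offset is the distance from the TCP to the grasp point, in m); y points along the fingers, x is the direction in which the jaws open and shut, and the axes are right-handed (so a half turn about y gives the same grasp; the last joint's range is limited). The gripper opens to 88 mm and grips with 3 to 60 N. Pads are 18 mm wide; open, the fingers measure 123 mm over their backs; the gripper's body (75 mm by 187 mm) begins 45 mm behind the grasp point.
Start: joints at [1.225, 0.689, -0.195, 1.565, 0.157, 0.902, -0.215], TCP at [0.232, -0.58, 0.239] pointing down, gripper open.
Joint ranges: [-3.01, 3.01], [-0.46, 2.08], [-1.47, 1.51], [0.13, 2.56], [-1, 4.14], [0.04, 2.09], [-2.66, 2.66]. Speed limits (rad/s): [2.57, 2.57, 3.14, 3.14, 3.14, 3.14, 3.14].

## Interface

Orientations are given as a unit quaternion [w, x, y, z].
In Python, from bench import ctrl gives the robot as it stands.
- The arm moves only by the tool arm_command, never from a script. Its argument "series" is a list of rows, each a list of 5 numbers: the finger opening in m, from 0 to 0.0881, then the shift along the tool's x, y, z in m, then the turn about the tool's y in degrees. A call has exactly 5 rows; each row is the pose to reach, as a shift and turn from the pose commanded when the call began, along the tool's axes at that moment; what a row does not reach only later rows make up. A row lasts 1/12 s, in which the tool goes at most 41.7 mm and 7.16 degrees, less where a joint would pass 70% of its speed; a pose out of reach is approached as far as the arm can. A call with a gripper value outside its range is refused whole. The fingers move at their own pace and stop on an object; "force" is the grip in N (left out, the last holds). Time passes only in rows, so rows that repeat a pose let the fingers close, or fill a call up. It gives the time, the measured TCP pose, the force and the opening at its end, in the units of the state.
- ctrl.observe(): the state, without advancing time (a new reading comes with each control period).
- ctrl.get_image(name): name is "side" or "top"; returns (picture, depth): 420x560x3 uint8, red, green, blue; 420x560 float32, m along the optical axis (not along the pixel's ray), 0 where there is no reading.
- ctrl.get_calibration(name): a dict with "intrinsics" (3x3 intrinsics, pixels), "camera_from_world" (4x4, takes a point from world to camera coordinates). Camera axes: x right, y down, z forward; pixel columns grow to the right and rows downward; lengths in m; the calibration is good to about 2 mm. A picture is of the moment at which its call begins. get_calibration takes no time and is no camera call.
- ctrl.sign_off(): hands the job in, once; it reports no verdict.
Trained networks look in the newest picture that a camera, given by its name, has taken for a name from the list of things; names that differ only in an ending like _2 or _b are one class to them, and where a whole thing is asked for, a point or a joint stands for the part that bears it (a point fixed in the world has none). Each returns a list of dicts, best first, with "score" (0 to 1); they miss things now and then, are a little off and sometimes report something else, mostly with a low value. They report only what shows in the picture. A call takes as long as a camera call. They do not tell look-alikes from the thing itself.
- ctrl.find_in(thing, camera): "extent" ([left, top, width, height] in pixels, round what is visible of it).
- ctrl.silhouettes(thing, camera): "pixels" (420x560 bool, what is visible of it) and "extent" ([left, top, width, height] in pixels, round what is visible of it).
- ctrl.mark_of(thing, camera): "pixel" ([column, row] in pixels: a listed point, or the origin of a listed thing).
The state is a dict: "t": time; "joint_positions": joint angles; "joint_velocities": joint speeds; "joint_torque": joint torques, N m; "tool_pos": TCP position; "tool_rot": TCP orientation; "wrist_force": force on the tool from outside, world axes, zero at the start; "moment": the same for the moment, N m; "grip_width": finger opening in m.
Only numpy, scipy, OpenCV 4.12 (cv2) and the standard library are available. Lean on these libraries where they do the work, as an engineer would, in place of code of your own. Each camera call takes 0.05 s, during which the arm holds its last target.

## Task

Take the dust cap off the spotlight barrel and hang it in the side-opening hook; then load the barrel through its open top: first the lens, lowered gently rather than dropped, then every coloured filter that has been cast in the blue mould (any order), and the aluminium spacer last, all lying flat. Finally swing the yoke fully over the barrel and screw the brass retaining ring down until it clamps the stack tight, leaving the other things on the table where they are.

Things in the scene. Friction and masses are not known exactly. Their poses are not given: they have to be found in the camera images.
- lamp: Spotlight head on a fixed base plate 6 mm thick. Origin: on the table under the barrel axis. The grey upright barrel is two curved walls, inside radius 32.5 mm, 5 mm thick, top at z = 74 mm. Between them, on its +x and -x sides, finger gaps 44 mm wide run from the top down to the base plate, for fingers closing along its x axis. Yoke pivot post (radius 16 mm, top z = 96 mm) at y = +130 mm.
- barrel_floor (a point): Centre of the floor inside the barrel (a plug of radius 26 mm, top 22 mm above the table); axes as lamp. The stack of parts lies on it.
- yoke (a joint): Swing of the aluminium yoke (84 to 96 mm above the table) about its pivot post: 0 = against its stop, ring exactly over the barrel; grows as it opens, anticlockwise seen from above, ring going to the lamp's +x side; starts at 1.35 to 1.65 rad. Stays where left, light friction (0.2 N m). The ring is 130 mm from the pivot.
- yoke_peg (a point): Top (130 mm above the table) of the red upright handle peg on the yoke: round, 14 mm across, 34 mm tall, 60 mm from the pivot towards the ring. Pinch it and follow the arc to swing the yoke.
- ring (a joint): Turn of the brass retaining ring in the yoke's threaded eye: 0 = fully up (start, underside 79 mm above the table), grows clockwise seen from above, to 5.2 rad. Each radian lowers it 6 mm; light friction (0.05 N m), stays where left. It meets the spacer after about 1 rad (three filters) to 4 rad (one filter): several grasps.
- ring_grip (a point): Centre of the two upright brass wings on top of the ring, on its axis, 58 mm above its underside. The wings are parallel plates 34 mm long along this point's x, 28 mm tall (14 mm above and below this point), outer faces 46 mm apart along its y: grip over both outer faces, closing along y. It turns and sinks with the ring.
- retainer: The brass retaining ring as a whole (tube of 56 mm outside, 40 mm inside diameter, 45 mm long below its wings). Origin: centre of its underside. It sinks with the ring; its axes do not turn with it.
- cap: Black dust cap, at first on the barrel: disc 74 mm across, 8 mm thick, with a plug (56 mm across, 6 mm deep) beneath; on top a 12 mm stem, a steel collar 32 mm across and an orange round knob 22 mm across. Origin: centre of the disc's underside, z up: disc z 0 to 8 mm, stem 8 to 53, collar 53 to 59, knob 59 to 93.
- cap_collar (a point): Centre of the underside of the cap's collar, 53 mm above the cap's origin.
- hook: Fixed stand, 12 mm base; green fork open to its own -x. Origin on the table under the throat. Two prongs (10 mm thick, 20 mm gap) run along x from a back block (x > 22 mm, top 145 mm; post at x = 50 to 70) to tips at x = -30 with yellow lips 10 mm high at x = -22 to -30. The cap's stem enters sideways along +x, collar above the lips; lowered behind them, the collar rests on both prongs.
- hook_throat (a point): Centre of the hook's throat, at the height of the prong tops (135 mm above the table), in the middle between lips and back block; axes as hook.
- mould: Blue casting mould, fixed, 104 x 256 mm, 16 mm high. Origin: centre of its underside. Three round cavities 66 mm across at y = -80, 0, +80 mm, floors 10 mm above the table; each has finger gaps 44 mm wide on its +x and -x sides, down to 4 mm above the table, for fingers closing along its x axis. Cavities without a filter are empty.
- filter_red: Red cast resin disc, 60 mm across, 8 mm thick, may be absent. Origin: centre of its underside. It lies in one of the mould's cavities, 2 mm proud; grip across its rim, fingers in the gaps.
- filter_amber: Amber-yellow cast resin disc, as the red one; may be absent.
- filter_green: Green cast resin disc, as the red one; may be absent.
- lens: Glass lens in a black round cell, 60 mm across, 14 mm thick, lying on the table domed side up. Origin: centre of its underside.
- spacer: Aluminium spacer ring, 60 mm outside, 44 mm inside diameter, 12 mm thick, lying on the table. Origin: centre of its underside.
- paint_jar: Bystander: small jar with red lid, 56 mm across, 60 mm tall. Leave it alone.
- ink_jar: Bystander: amber jar with white lid, 60 mm across, 75 mm tall. Leave it alone.
- brush_mug: Bystander: blue mug, 76 mm across, 90 mm tall. Leave it alone.
- eraser: Bystander: white eraser, 60 x 30 x 18 mm. Leave it alone.
- charcoal: Bystander: dark charcoal stick, 90 mm long. Leave it alone.
- pastel_stick: Bystander: orange pastel stick, 80 mm long. Leave it alone.
- palette_brush: Bystander: paint brush lying on the table. Leave it alone.
Things that resemble listed ones, but are neither listed nor needed, are in the scene too. There is more than one size of the filter_amber; the job needs the middle-sized.

How it is judged:
By the outcome, as a careful person would: the job done as asked, in the order asked, and still so for the second after the job is handed in, with the robot touching nothing.
Of filter_red, filter_amber, filter_green only 1 to 3 are there at a start; the rules pass over those that are not, and their reading is None.
At some moment in a run one of lens, spacer may be knocked a few centimetres aside while the robot is not near it.
It also fails if it takes over 210 s, if anything falls off the work surface, if the arm or the gripper's body presses on something with over 40 N, if the wrist force passes 120 N, or if a joint passes its speed limit or range.

## Working session

There is one attempt and no reset: what is moved stays moved. The work goes in short steps, Python scripts to look and compute and a tool call to move; the robot and the scene stay as the last step left them, time stands still between calls to the robot, and variables do not carry over. Pictures are saved under pics/ and viewed, and the job is handed in when it is done.

Besides the shell and the picture viewer there is one more tool, called after "Request:" in YAML: its name, and indented under it one key for each argument. arm_command: Moves the arm, as the interface text tells. Its arguments: {"type":"object","properties":{"series":{"type":"array"},"force":{"type":"number"}},"required":["series"]}

```bash
ls; mkdir -p pics; python3 - <<'E'
from bench import ctrl
import cv2
print(ctrl.observe())
for n in("side","top"):
    p,d=ctrl.get_image(n); cv2.imwrite(f"pics/{n}0.png",p[:,:,::-1])
    import numpy as np
    np.save(f"pics/{n}0d.npy",d)
    print(ctrl.get_calibration(n))
E
```

```text
pics
{'t': 0.0, 'joint_positions': array([ 1.22483003,  0.68998403, -0.19455864,  1.56637291,  0.15731674,
        0.9024684 , -0.2151043 ]), 'joint_velocities': array([ 0.00076411,  0.00090528, -0.00034799, -0.00070109,  0.00026894,
        0.00016585, -0.00042601]), 'joint_torque': array([-2.71467088e-04, -5.27571952e+01, -1.26666360e+00, -1.53431064e+01,
       -5.26002282e-02,  6.41433435e-03,  1.68581464e-04]), 'tool_pos': array([ 0.23142599, -0.57988546,  0.23790343]), 'tool_rot': array([ 0.58574015, -0.58508076,  0.39716254, -0.39604406]), 'wrist_force': array([-0.68203271,  0.43951511,  0.39538599]), 'moment': array([ 0.00869112, -0.05026498,  0.02342332]), 'grip_width': 0.08798371640398724}
{'intrinsics': array([[540.80608185,   0.        , 270.77802656],
       [  0.        , 540.80608185, 206.96729374],
       [  0.        ,   0.        ,   1.        ]]), 'camera_from_world': array([[-0.9676944 , -0.25203842, -0.00664753,  0.50625093],
       [-0.14507866,  0.57820174, -0.8028916 ,  0.17811916],
       [ 0.20620314, -0.77598929, -0.59608798,  1.52901373],
       [ 0.        ,  0.        ,  0.        ,  1.        ]])}
{'intrinsics': array([[439.47493606,   0.        , 279.92246451],
       [  0.        , 439.47493606, 206.36964513],
       [  0.        ,   0.        ,   1.        ]]), 'camera_from_world': array([[-0.02557972, -0.99966919,  0.00268055, -0.02462946],
       [-0.98105346,  0.02458808, -0.19217059,  0.55571831],
       [ 0.19204111, -0.00754544, -0.98135788,  1.07938183],
       [ 0.        ,  0.        ,  0.        ,  1.        ]])}
```

View pics/side0.png

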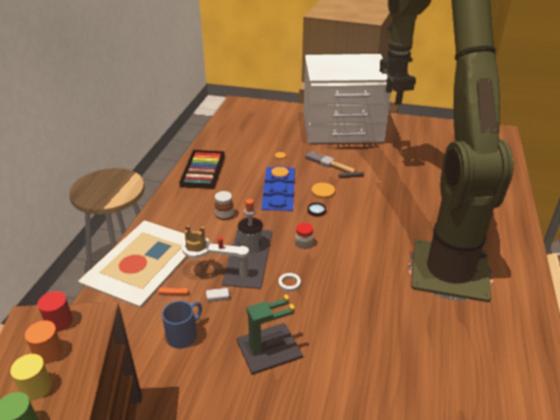

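View pics/top0.png

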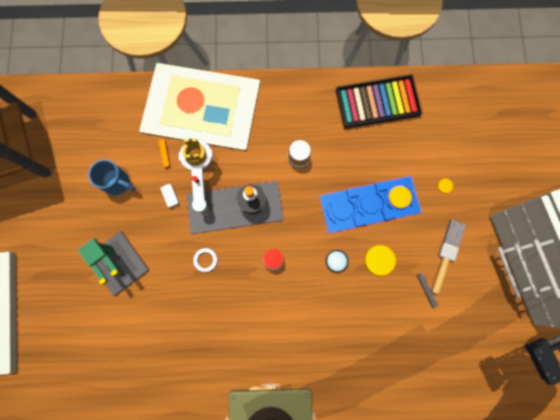

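```bash
cat > h.py <<'E'
from bench import ctrl
import numpy as np, cv2
from scipy.spatial.transform import Rotation as R
def cal(n):
    c=ctrl.get_calibration(n); return c["intrinsics"],c["camera_from_world"]
def pix2z(n,px,z):
    K,T=cal(n); r=T[:3,:3].T@np.linalg.inv(K)@np.array([px[0],px[1],1.0]); o=-T[:3,:3].T@T[:3,3]
    return o+r*(z-o[2])/r[2]
def w2pix(n,p):
    K,T=cal(n); c=T[:3,:3]@np.asarray(p,float)+T[:3,3]; q=K@c; return q[:2]/q[2]
def cloud(n,d):
    K,T=cal(n); v,u=np.mgrid[0:d.shape[0],0:d.shape[1]]
    ray=np.stack([(u-K[0,2])/K[0,0],(v-K[1,2])/K[1,1],np.ones_like(d)],-1)*d[...,None]
    return (ray-T[:3,3])@T[:3,:3]
def mask_line(p): pass
def tool():
    o=ctrl.observe(); w,x,y,z=o["tool_rot"]; return o,o["tool_pos"],R.from_quat([x,y,z,w]).as_matrix()
def yaw(M): # angle of tool x in world
    return np.arctan2(M[1,0],M[0,0])
def go(xyz=None,yw=None,grip=False):
    """print tool-axis shift (mm) & turn (deg) to reach TCP xyz with jaw axis yaw (mod pi)"""
    o,p,M=tool()
    if xyz is not None:
        d=np.array(xyz,float)-p
        if grip: d[2]-=0.019
        print("shift mm",np.round(M.T@d*1000,1),"world d",np.round(d*1000,1))
    if yw is not None:
        e=(yw-yaw(M)+np.pi/2)%np.pi-np.pi/2
        # turn about tool y; tool y is world -z => negative
        s=np.sign(M[2,1]); print("turn deg",round(np.degrees(e)*s,2),"yaw now",round(np.degrees(yaw(M)),2), "q7",round(o["joint_positions"][6],2))
    print("t",round(o["t"],2),"tcp",np.round(p,4),"w",round(o["grip_width"],4),"F",np.round(o["wrist_force"],1))
def snap(name,cam="top",crop=None,scale=1):
    p,d=ctrl.get_image(cam); q=p[:,:,::-1]
    if crop: q=q[crop[1]:crop[3],crop[0]:crop[2]]
    if scale!=1: q=cv2.resize(q,None,fx=scale,fy=scale,interpolation=cv2.INTER_CUBIC)
    cv2.imwrite(f"pics/{name}.png",q); return p,d
E
python3 - <<'E'
from h import *
o,p,M=tool(); print(np.round(M,4))
for cam in("top","side"):
    p,d=snap(cam+"1",cam,(70,130,470,310) if cam=="top" else (160,130,360,380), 2 if cam=="top" else 2.4)
    C=cloud(cam,d); np.save(f"pics/C{cam}.npy",C)
    for n in ["lamp","yoke","yoke_peg","ring_grip","retainer","cap","cap_collar","hook","hook_throat","mould","filter_red","filter_amber","filter_green","lens","spacer","barrel_floor"]:
        r=[]
        try:
            for m in ctrl.mark_of(n,cam)[:4]: r.append((np.round(m["pixel"],1).tolist(),round(m["score"],2)))
        except Exception as e: r=str(e)
        print(cam,n,"mark",r,end=" ")
        try:
            for m in ctrl.find_in(n,cam)[:4]: print(np.round(m["extent"],0).tolist(),round(m["score"],2),end=" ")
        except Exception as e: print(e,end="")
        print()
print(ctrl.observe()["t"])
E
```

```text
[[ 3.708e-01 -7.000e-04  9.287e-01]
 [-9.287e-01  1.400e-03  3.708e-01]
 [-1.600e-03 -1.000e+00 -1.000e-04]]
top lamp mark [([252.6, 207.3], 0.83)] [179.0, 138.0, 101.0, 94.0] 0.85 
top yoke mark it knows: barrel_floor, brush_mug, cap, cap_collar, charcoal, eraser, filter_amber, filter_green, filter_red, hook, hook_throat, ink_jar, lamp, lens, mould, paint_jar, palette_brush, pastel_stick, ret [181.0, 138.0, 29.0, 73.0] 0.76 [435.0, 221.0, 30.0, 75.0] 0.33 
top yoke_peg mark [([193.0, 179.6], 0.91)] [178.0, 140.0, 33.0, 72.0] 0.64 
top ring_grip mark [([189.4, 148.6], 0.79), ([253.2, 194.6], 0.7)] [179.0, 138.0, 26.0, 29.0] 0.62 
top retainer mark [([196.9, 157.3], 0.74)] [182.0, 140.0, 24.0, 27.0] 0.91 [286.0, 142.0, 24.0, 23.0] 0.64 [180.0, 140.0, 33.0, 69.0] 0.63 
top cap mark [([252.9, 198.7], 0.57)] [236.0, 185.0, 30.0, 28.0] 0.9 [182.0, 139.0, 25.0, 31.0] 0.63 [162.0, 184.0, 16.0, 24.0] 0.2 
top cap_collar mark [([250.7, 194.1], 0.89), ([117.2, 181.7], 0.38)] [239.0, 183.0, 28.0, 29.0] 0.75 
top hook mark [([124.4, 267.4], 0.87), ([200.8, 263.2], 0.72), ([196.8, 160.3], 0.48), 
[... 2124 characters left out ...]
[([275.0, 188.0], 0.96)] [258.0, 168.0, 34.0, 44.0] 0.97 
side filter_red mark [] [182.0, 225.0, 68.0, 32.0] 0.65 
side filter_amber mark [([321.6, 192.2], 0.76), ([279.9, 153.0], 0.62), ([281.2, 173.0], 0.55)] [313.0, 182.0, 22.0, 16.0] 0.65 [271.0, 164.0, 18.0, 15.0] 0.64 
side filter_green mark [] [239.0, 201.0, 24.0, 33.0] 0.71 
side lens mark [([318.4, 208.7], 0.49), ([354.5, 179.0], 0.37)] [185.0, 227.0, 16.0, 24.0] 0.3 
side spacer mark [([301.2, 244.3], 0.72), ([289.7, 284.2], 0.7), ([180.8, 336.1], 0.56)] [258.0, 168.0, 32.0, 44.0] 0.7 [278.0, 274.0, 22.0, 16.0] 0.53 
side barrel_floor mark [([252.0, 242.6], 0.87)] [183.0, 227.0, 84.0, 61.0] 0.63 [308.0, 201.0, 15.0, 13.0] 0.37 
3.3
```

View pics/top1.png

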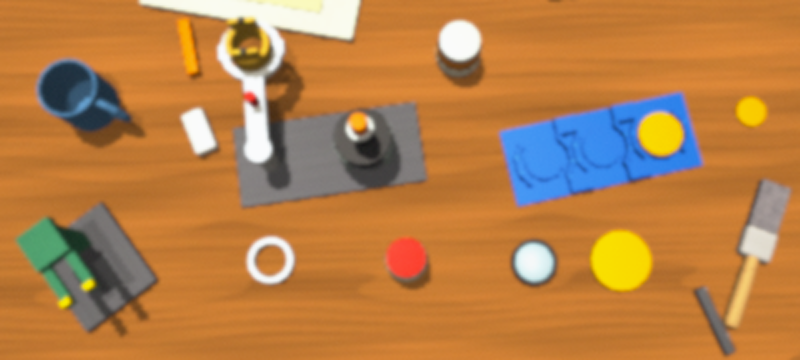

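View pics/side1.png

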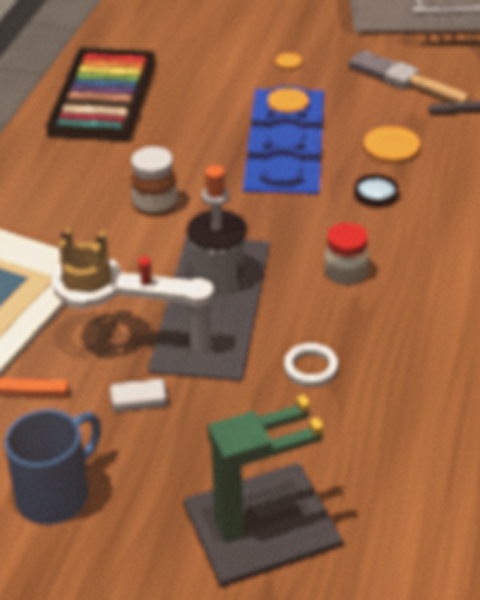

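```bash
python3 - <<'E'
from h import *
T=np.load("pics/Ctop.npy"); S=np.load("pics/Cside.npy")
img=cv2.imread("pics/top0.png")
# table z check
for C,n,(a,b) in((T,"top",(300,330)),(S,"side",(300,380))): print(n,np.round(C[a:a+10:3,b:b+10:3].reshape(-1,3).mean(0),4))
def circ(pts):
    A=np.c_[2*pts,np.ones(len(pts))]; s=np.linalg.lstsq(A,(pts**2).sum(1),rcond=None)[0]; return s[:2],np.sqrt(s[2]+s[:2]@s[:2])
K=[("lens",340,261,20),("spacer",205,261,20),("ambmould",400,197,18),("big",381,260,22),("small",446,186,14)]
for n,u,v,r in K:
    P=T[v-r:v+r,u-r:u+r].reshape(-1,3); c=P[np.abs(P[:,2])<.2]
    q=c[c[:,2]>0.006]; print("top",n,len(q),"mean",np.round(q.mean(0),4),"bbox",np.round(q[:,:2].min(0),4),np.round(q[:,:2].max(0),4),"zp",np.round(np.percentile(q[:,2],[5,50,95]),4))
E
```

```text
top [ 3.029e-01 -1.738e-01  2.000e-04]
side [ 0.167   0.1783 -0.    ]
top lens 424 mean [ 0.4141 -0.1823  0.0125] bbox [ 0.3678 -0.229 ] [ 0.4499 -0.1476] zp [0.0076 0.0125 0.0168]
top spacer 211 mean [0.425  0.1615 0.0114] bbox [0.3738 0.114 ] [0.4547 0.2139] zp [0.0066 0.0117 0.0155]
top ambmould 797 mean [ 0.5781 -0.3538  0.0156] bbox [ 0.5336 -0.4089] [ 0.6323 -0.3098] zp [0.0068 0.0167 0.0212]
top big 712 mean [ 0.4135 -0.2963  0.011 ] bbox [ 0.3749 -0.335 ] [ 0.4535 -0.2503] zp [0.0076 0.011  0.0147]
top small 85 mean [ 0.6106 -0.4894  0.0074] bbox [ 0.5781 -0.5299] [ 0.6396 -0.4623] zp [0.0061 0.0073 0.009 ]
```

```bash
cat > meas.py <<'E'
from h import *
I={c:cv2.imread(f"pics/{c}0.png") for c in("top","side")}
def hsvmask(cam,lo,hi,box,img=None):
    im=I[cam] if img is None else img
    h=cv2.cvtColor(im,cv2.COLOR_BGR2HSV); m=cv2.inRange(h,np.array(lo),np.array(hi)); k=np.zeros_like(m); x0,y0,x1,y1=box; k[y0:y1,x0:x1]=m[y0:y1,x0:x1]
    n,l,s,c=cv2.connectedComponentsWithStats(k)
    if n<2: return None
    b=1+np.argmax(s[1:,4]); return (l==b),c[b],s[b]
def disc(cam,lo,hi,box,z,img=None):
    r=hsvmask(cam,lo,hi,box,img)
    if r is None: print("none");return
    m,c,s=r
    ys,xs=np.nonzero(m); hull=cv2.convexHull(np.c_[xs,ys].astype(np.float32))
    # world-plane outline
    P=np.array([pix2z(cam,h,z)[:2] for h in hull[:,0]])
    (cx,cy),(a,b),_=cv2.fitEllipse((P*1000).astype(np.float32)) if len(P)>5 else ((0,0),(0,0),0)
    return np.round([cx,cy,a,b],1),np.round(pix2z(cam,c,z)[:2]*1000,1),s.tolist()
E
python3 - <<'E'
from meas import *
h={c:cv2.cvtColor(I[c],cv2.COLOR_BGR2HSV) for c in I}
for n,c,u,v in [("amber","top",400,197),("lensg","top",338,261),("lensrim","top",338,251),("spacer","top",205,250),("wood","top",225,260),("knob","top",250,191),("mould","top",345,205),("plate","top",270,200),("green","top",97,250),("lip","top",113,272),("peg","top",195,179),("amber","side",280,172),("lensg","side",317,209),("spacer","side",281,282),("knob","side",249,205),("mould","side",278,203),("brass","top",190,155),("whitepost","top",199,205),("black","side",240,226)]: print(n,c,h[c][v,u],h[c][v+1,u+1])
E
```

```text
amber top [ 26 255 249] [ 26 255 249]
lensg top [ 94   8 248] [ 92  13 248]
lensrim top [ 92  25 153] [ 93  36 204]
spacer top [ 90   1 246] [ 30   3 230]
wood top [ 14 189 193] [ 15 191 198]
knob top [ 21 229 251] [ 19 234 247]
mould top [106 188 242] [106 188 242]
plate top [ 12  10 127] [ 15   8 128]
green top [ 71 127 163] [ 71 128 164]
lip top [ 29 255 246] [ 28 255 236]
peg top [  2 205 240] [  1 209 172]
amber side [ 18 180 236] [ 18 182 236]
lensg side [ 95  19 229] [ 95  20 231]
spacer side [ 14  28 227] [ 13  46 214]
knob side [  8 183 121] [  8 182 115]
mould side [113 166 178] [113 161 158]
brass top [ 22 137 156] [ 21 113 104]
whitepost top [105   2 252] [105   2 252]
black side [ 9 82 53] [ 8 93 52]
```

```bash
python3 - <<'E'
from meas import *
A=lambda *a:print(*a[:2],disc(*a[1:]))
A("amber","top",(20,200,150),(34,255,255),(385,180,418,214),.018)
A("amber","side",(12,150,170),(26,255,255),(268,163,292,180),.018)
A("big","top",(20,200,150),(34,255,255),(360,240,400,280),.008)
A("small","top",(20,200,150),(34,255,255),(434,176,458,196),.005)
A("lens","top",(0,0,0),(180,120,255),(322,246,354,276),.012)
A("lens","side",(0,0,0),(180,110,255),(302,198,332,218),.012)
A("lensglass","top",(80,0,190),(110,120,255),(322,246,354,276),.014)
A("lensglass","side",(80,0,150),(110,120,255),(302,198,332,218),.014)
A("spacer","top",(0,0,0),(180,120,255),(188,244,222,276),.012)
A("spacer","side",(0,0,0),(180,110,255),(274,270,306,294),.012)
A("knob","top",(5,150,150),(26,255,255),(240,180,262,199),.167)
A("peg","top",(0,170,80),(8,255,255),(187,172,202,188),.13)
m=hsvmask("top",(98,120,100),(120,255,255),(315,170,425,240))
print(m[2])
ys,xs=np.nonzero(m[0]); P=np.array([pix2z("top",(x,y),.016)[:2] for x,y in zip(xs,ys)])*1000
print("mould top",cv2.minAreaRect(P.astype(np.float32)))
m=hsvmask("side",(98,100,80),(125,255,255),(250,160,300,220))
ys,xs=np.nonzero(m[0]); P=np.array([pix2z("side",(x,y),.016)[:2] for x,y in zip(xs,ys)])*1000
print("mould side",cv2.minAreaRect(P.astype(np.float32)))
for cam,box,hi in(("top",(100,255,125,292),(34,255,255)),("side",(276,290,306,325),(34,255,255))):
    h=cv2.cvtColor(I[cam],cv2.COLOR_BGR2HSV); k=cv2.inRange(h,(22,170,130),hi); 
    b=np.zeros_like(k); b[box[1]:box[3],box[0]:box[2]]=k[box[1]:box[3],box[0]:box[2]]
    n,l,s,c=cv2.connectedComponentsWithStats(b)
    for i in range(1,n): 
        if s[i,4]>4: print("lip",cam,s[i],np.round(c[i],1),np.round(pix2z(cam,c[i],.14)*1000,1))
# cloud-based things
T=np.load("pics/Ctop.npy"); S=np.load("pics/Cside.npy")
def sel(C,cam,box,zlo,zhi):
    P=C[box[1]:box[3],box[0]:box[2]].reshape(-1,3); return P[(P[:,2]>zlo)&(P[:,2]<zhi)]*1000
q=sel(T,"top",(70,220,160,300),.004,.02); print("hook base",cv2.minAreaRect(q[:,:2].astype(np.float32)),len(q))
q=sel(T,"top",(70,220,160,300),.125,.16); print("hook top",cv2.minAreaRect(q[:,:2].astype(np.float32)),len(q),np.percentile(q[:,2],[5,50,95]))
q=sel(T,"top",(180,170,290,240),.003,.012); print("lamp base",cv2.minAreaRect(q[:,:2].astype(np.float32)),len(q))
q=sel(T,"top",(180,130,215,215),.085,.102); print("yoke",cv2.minAreaRect(q[:,:2].astype(np.float32)),len(q))
q=sel(T,"top",(230,175,275,225),.074,.09); print("capdisc",len(q),q.mean(0),q.min(0),q.max(0))
E
```

```text
amber top (array([ 579.9, -360.7,   53.4,   56.4]), array([ 579.9, -360.8]), [390, 187, 21, 21, 329])
amber side (array([ 582.8, -355.6,   53.7,   55.9]), array([ 582.4, -355.3]), [273, 167, 15, 9, 108])
big top (array([ 414.4, -297.9,   80.9,   82.1]), array([ 414.1, -297.9]), [365, 245, 31, 31, 773])
small top (array([ 611.4, -489.8,   41.3,   42.6]), array([ 611.5, -489.8]), [438, 178, 15, 16, 185])
lens top (array([ 414.8, -183.4,   57.9,   58.8]), array([ 414.6, -183.4]), [326, 250, 22, 23, 403])
lens side (array([ 417.5, -178.9,   55.3,   60.6]), array([ 417.4, -178.4]), [308, 203, 18, 12, 161])
lensglass top (array([ 415.1, -182.8,   46.4,   47.8]), array([ 415.1, -182.9]), [328, 252, 18, 18, 267])
lensglass side (array([ 417.1, -176.3,   40.5,   42.5]), array([ 417.1, -176.1]), [310, 205, 14, 8, 86])
spacer top (array([426.3, 160.7,  63.9,  66. ]), array([425.8, 160.6]), [193, 248, 25, 25, 344])
spacer side (array([427.7, 166.9,  63.7,  72.3]), array([427.5, 167.6]), [278, 272, 23, 19, 273])
knob top (array([596.5,  29.6,  49.4,  68.8]), array([584.6,  33.5]), [240, 180, 22, 16, 161])
peg top (array([614.1, 167.8,   7.3,  17. ]), array([614.2, 167.7]), [192, 177, 6, 5, 17])
[ 321  177   99   55 3000]Traceback (most recent call last):
  File "<stdin>", line 17, in <module>
  File "h.py", line 7, in pix2z
    K,T=cal(n); r=T[:3,:3].T@np.linalg.inv(K)@np.array([px[0],px[1],1.0]); o=-T[:3,:3].T@T[:3,3]
        ~~~^^^
  File "h.py", line 5, in cal
    c=ctrl.get_calibration(n); return c["intrinsics"],c["camera_from_world"]
ValueError: time passes only in moves, steps and waits
```

```bash
python3 - <<'E'
s=open('h.py').read()
s=s.replace('''def cal(n):
    c=ctrl.get_calibration(n); return c["intrinsics"],c["camera_from_world"]''','''import os,pickle
_c={}
def cal(n):
    if n not in _c:
        f=f"cal_{n}.pkl"
        if not os.path.exists(f): pickle.dump(ctrl.get_calibration(n),open(f,"wb"))
        c=pickle.load(open(f,"rb")); _c[n]=(c["intrinsics"],c["camera_from_world"])
    return _c[n]''')
open('h.py','w').write(s)
E
python3 - <<'E'
from meas import *
m=hsvmask("top",(98,120,100),(120,255,255),(315,170,425,240))
ys,xs=np.nonzero(m[0]); P=np.array([pix2z("top",(x,y),.016)[:2] for x,y in zip(xs,ys)])*1000
print("mould top",cv2.minAreaRect(P.astype(np.float32)))
m=hsvmask("side",(98,100,80),(125,255,255),(250,160,300,220))
ys,xs=np.nonzero(m[0]); P=np.array([pix2z("side",(x,y),.016)[:2] for x,y in zip(xs,ys)])*1000
print("mould side",cv2.minAreaRect(P.astype(np.float32)))
for cam,box,hi in(("top",(90,255,125,292),(36,255,255)),("side",(276,290,306,325),(34,255,255))):
    h=cv2.cvtColor(I[cam],cv2.COLOR_BGR2HSV); k=cv2.inRange(h,(20,170,110),hi); 
    b=np.zeros_like(k); b[box[1]:box[3],box[0]:box[2]]=k[box[1]:box[3],box[0]:box[2]]
    n,l,s,c=cv2.connectedComponentsWithStats(b)
    for i in range(1,n): 
        if s[i,4]>4: print("lip",cam,s[i],np.round(c[i],1),np.round(pix2z(cam,c[i],.14)*1000,1))
T=np.load("pics/Ctop.npy"); S=np.load("pics/Cside.npy")
def sel(C,cam,box,zlo,zhi):
    P=C[box[1]:box[3],box[0]:box[2]].reshape(-1,3); return P[(P[:,2]>zlo)&(P[:,2]<zhi)]*1000
f=lambda r:[np.round(x,1) for x in r]
q=sel(T,"top",(70,220,160,300),.006,.02); print("hook base",f(cv2.minAreaRect(q[:,:2].astype(np.float32))),len(q))
q=sel(T,"top",(70,220,160,300),.128,.16); print("hook top",f(cv2.minAreaRect(q[:,:2].astype(np.float32))),len(q),np.percentile(q[:,2],[5,50,95]))
q=sel(T,"top",(185,170,285,235),.004,.012); print("lamp base",f(cv2.minAreaRect(q[:,:2].astype(np.float32))),len(q))
for C,cam,b1,b2 in((T,"top",(180,130,215,215),(230,175,275,225)),(S,"side",(180,220,255,280),(230,190,270,245))):
    q=sel(C,cam,b1,.088,.100); print(cam,"yoke",f(cv2.minAreaRect(q[:,:2].astype(np.float32))),len(q))
    q=sel(C,cam,b2,.076,.088); print("capdisc",len(q),q.mean(0),q.min(0),q.max(0))
    q=sel(C,cam,b2,.128,.20); print("knob/collar",len(q),q.mean(0),q.min(0),q.max(0))
for n,x in (("tcp",[.2314,-.58,.2379]),): print(w2pix("top",x),w2pix("side",x))
for n in("top","side"): print(w2pix(n,[0,0,0]))
E
```

```text
mould top ((563.5311889648438, -279.32159423828125), (102.19734954833984, 251.1027069091797), 10.921346664428711)
mould side ((564.0899047851562, -259.2750244140625), (100.97139739990234, 249.6165313720703), 11.217187881469727)
lip top [111 270   7   5  26] [114.  272.1] [393.1 348.9 140. ]
lip top [ 99 278   7   7  33] [102.2 281. ] [373.4 375.2 140. ]
lip side [285 295   3   4   8] [286.  296.5] [395.5 346.  140. ]
lip side [290 305   4   4  13] [291.3 306.4] [376.6 373.1 140. ]
hook base [array([440. , 408.9]), array([198. , 202.4]), np.float64(3.2)] 1571
hook top [array([420.2, 389.3]), array([101. ,  45.7]), np.float64(35.8)] 746 [131.29165674 143.09542543 147.70776865]
lamp base [array([580.9,  83.3]), array([267.9, 176.5]), np.float64(88.6)] 2311
top yoke [array([634.6, 160. ]), array([179.1,  80.5]), np.float64(14.9)] 691
capdisc 500 [568.36405991  34.1844908   81.84327185] [536.86641885  -1.42066805  76.26518175] [609.88511722  71.87689275  87.54245369]
knob/collar 148 [569.48329455  34.42760538 151.1742568 ] [557.01331752  21.00522516 128.35937481] [584.18330436  50.08699015 170.04440875]
side yoke [array([611.9, 147.8]), array([232.9, 128.8]), np.float64(41.5)] 555
capdisc 320 [575.31503063  41.3535155   81.91553646] [540.19721882 -98.21271529  76.17876349] [680.53895384  76.48296395  87.84266794]
knob/collar 131 [574.64682798  42.16081992 148.25675602] [561.87853892  20.96804868 128.17083219] [591.96691072  54.49634245 172.19381337]
[550.02144049 338.36175408] [393.26378603  97.42371903]
[269.89447521 432.63273502]
[449.8369708  269.96733349]
```

```bash
python3 - <<'E'
from h import *
go([.572,.038,.24])
E
```

```text
shift mm [-448.2   -1.3  545.3] world d [340.2 618.5   1.3]
t 3.3 tcp [ 0.2318 -0.5805  0.2387] w 0.0883 F [-0.9 -0.3  0.7]
```

Request:
arm_command:
  series:
    - [0.088,-0.0255,0,0.031,0]
    - [0.088,-0.051,0,0.062,0]
    - [0.088,-0.0765,0,0.093,0]
    - [0.088,-0.102,0,0.124,0]
    - [0.088,-0.1275,0,0.155,0]
  force: 30

```text
t: 3.72
tool_pos: [0.329, -0.403, 0.2389]
tool_rot: [0.585, -0.585, 0.397, -0.397]
wrist_force: [1.3, 0.3, 0.4]
grip_width: 0.0877
```

Request:
arm_command:
  series:
    - [0.088,-0.0255,0,0.031,0]
    - [0.088,-0.051,0,0.062,0]
    - [0.088,-0.0765,0,0.093,0]
    - [0.088,-0.102,0,0.124,0]
    - [0.088,-0.1275,0,0.155,0]

```text
t: 4.13
tool_pos: [0.4259, -0.227, 0.239]
tool_rot: [0.585, -0.585, 0.396, -0.397]
wrist_force: [0.8, 0.5, -0.1]
grip_width: 0.0882
```

Request:
arm_command:
  series:
    - [0.088,-0.0255,0,0.031,0]
    - [0.088,-0.051,0,0.062,0]
    - [0.088,-0.0765,0,0.093,0]
    - [0.088,-0.102,0,0.124,0]
    - [0.088,-0.1275,0,0.155,0]

```text
t: 4.55
tool_pos: [0.5226, -0.0509, 0.2389]
tool_rot: [0.585, -0.585, 0.396, -0.397]
wrist_force: [0.1, 0.1, -0.2]
grip_width: 0.088
```

Request:
arm_command:
  series:
    - [0.088,-0.0255,0,0.031,0]
    - [0.088,-0.051,0,0.062,0]
    - [0.088,-0.0655,0,0.08,0]
    - [0.088,-0.0655,0,0.08,0]
    - [0.088,-0.0655,0,0.08,0]

```text
t: 4.97
tool_pos: [0.5721, 0.0394, 0.2385]
tool_rot: [0.586, -0.586, 0.396, -0.396]
wrist_force: [0.6, -1.0, -0.4]
grip_width: 0.0878
```

```bash
python3 - <<'E'
from h import *
go([.572,.038,.24],0.1)
_,d1=snap("t2","top",(180,130,320,235),5)
_,d2=snap("s2","side",(180,120,320,260),4)
np.save("pics/d_t2.npy",d1);np.save("pics/d_s2.npy",d2)
p=tool()[1];print(w2pix("top",p),w2pix("side",p)); print(tool()[0]["joint_positions"])
E
```

```text
shift mm [ 1.2 -1.5 -0.6] world d [-0.1 -1.4  1.5]
turn deg -73.78 yaw now -68.05 q7 -1.43
t 4.97 tcp [0.5721 0.0394 0.2385] w 0.0878 F [ 0.6 -1.  -0.4]
[245.5643599  183.53212202] [249.84274666 179.33717343]
[-0.07478568  0.61657203 -0.11659593  1.73007459  0.09562116  0.80163928
 -1.42927319]
```

View pics/s2.png

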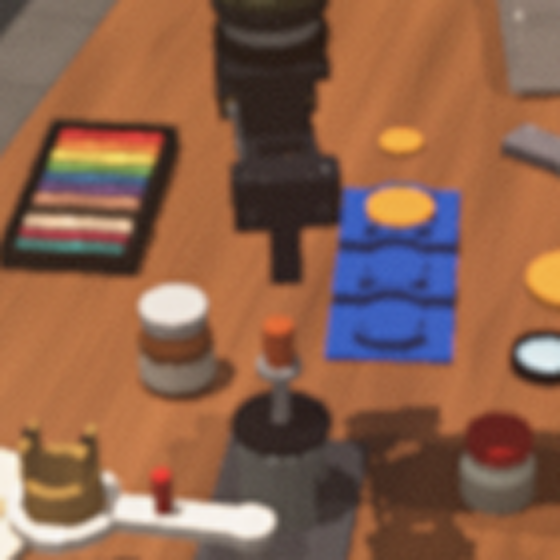

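View pics/t2.png

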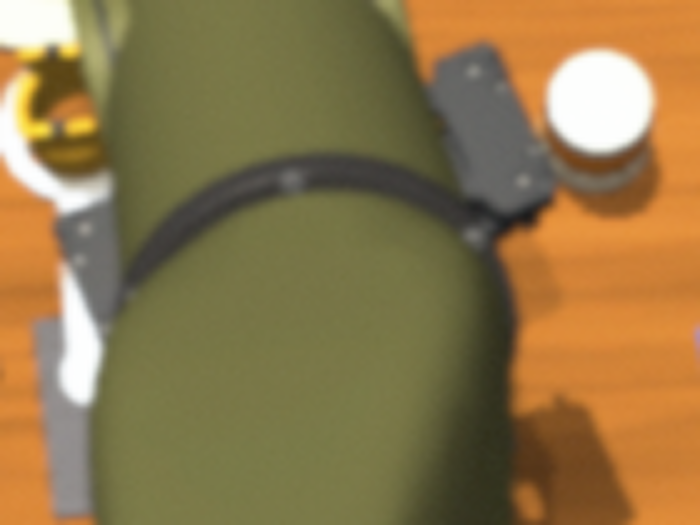

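```bash
python3 - <<'E'
from h import *
o,p,M=tool()
for off in (-.0615,-.044,.044,.0615):
  for zz in(-.009,.009):
    print(off,zz,np.round(w2pix("side",p+M[:,0]*off+M[:,2]*zz),1))
im=cv2.imread("pics/s2.png",0)
print(im[240,250:320:3]); print(im[255,250:320:3]); print(im[262:300:2,285])
C=cloud("side",np.load("pics/d_s2.npy"))
for v in range(176,193,2): print(v,[np.round(C[v,u]*1000).astype(int).tolist() for u in range(247,257,2)])
E
```

```text
-0.0615 -0.009 [255.4 191.9]
-0.0615 0.009 [248.6 192.4]
-0.044 -0.009 [254.7 188.2]
-0.044 0.009 [248.  188.7]
0.044 -0.009 [251.6 170.4]
0.044 0.009 [245.2 170.9]
0.0615 -0.009 [251.  167.1]
0.0615 0.009 [244.6 167.6]
[131 132 130 129 126 118  97  66  44  37  35  36  35  34  35  41  57  86
 114 130 133 130 127 122]
[128 125 124 126 126 121 100  71  47  39  36  36  37  35  34  37  51  76
 102 118 123 121 119 118]
[ 37  37  37  35  34  35  36  33  39  48  66  83 103 116 125 128 129 128
 127]
176 [[552, 121, 307], [549, 114, 303], [544, 111, 302], [538, 115, 305], [533, 113, 305]]
178 [[559, 99, 285], [555, 93, 282], [551, 90, 281], [545, 91, 282], [662, -313, 4]]
180 [[560, 95, 276], [555, 93, 276], [549, 96, 279], [546, 90, 275], [660, -304, 1]]
182 [[560, 97, 271], [555, 95, 271], [552, 88, 267], [545, 94, 272], [656, -292, 2]]
184 [[561, 96, 264], [557, 91, 262], [552, 87, 260], [547, 88, 261], [654, -285, -2]]
186 [[561, 96, 258], [557, 92, 256], [551, 93, 258], [546, 90, 257], [651, -274, -3]]
188 [[562, 94, 250], [557, 90, 248], [552, 91, 250], [547, 89, 250], [648, -263, -3]]
190 [[562, 94, 244], [558, 89, 241], [552, 89, 242], [547, 88, 242], [643, -246, 1]]
192 [[666, -226, 2], [659, -227, 3], [654, -234, -1], [648, -238, -3], [639, -232, 2]]
```

Request:
arm_command:
  series:
    - [0.088,0,0.025,0,0]
    - [0.088,0,0.055,0,0]
    - [0.088,0,0.085,0,0]
    - [0.088,0,0.1,0,0]
    - [0.088,0,0.1,0,0]

```text
t: 5.48
tool_pos: [0.5687, 0.035, 0.1357]
tool_rot: [-0.583, 0.587, -0.399, 0.396]
wrist_force: [0.2, 0.5, -0.5]
grip_width: 0.088
```

```bash
python3 - <<'E'
from h import *
go([.5705,.039,.139])
snap("s3","side",(180,150,320,260),5)
E
```

```text
shift mm [-3.1 -3.4  3.1] world d [1.8 4.  3.3]
t 5.48 tcp [0.5687 0.035  0.1357] w 0.088 F [ 0.2  0.5 -0.5]
```

View pics/s3.png

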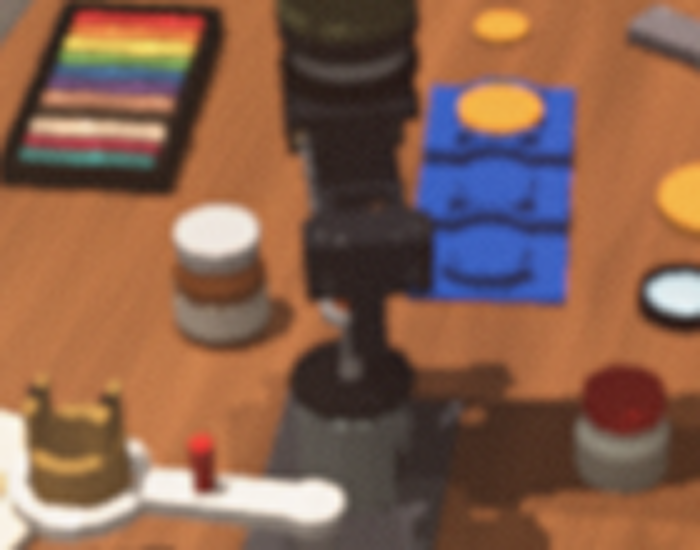

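Request:
arm_command:
  series:
    - [0.088,-0.003,-0.003,0.003,0]
    - [0.088,-0.003,-0.003,0.003,0]
    - [0.088,-0.003,-0.003,0.003,0]
    - [0.088,-0.003,-0.003,0.003,0]
    - [0.088,-0.003,-0.003,0.003,0]

```text
t: 5.95
tool_pos: [0.5739, 0.0415, 0.1425]
tool_rot: [0.586, -0.585, 0.396, -0.397]
wrist_force: [-1.4, 0.6, -0.2]
grip_width: 0.0879
```

```bash
python3 - <<'E'
from h import *
go([.5705,.039,.139])
E
```

```text
shift mm [ 1.1  3.5 -4.1] world d [-3.4 -2.5 -3.5]
t 5.95 tcp [0.5739 0.0415 0.1425] w 0.0879 F [-1.4  0.6 -0.2]
```

```bash
python3 - <<'E'
from h import *
for i in range(6):
    print(np.round(tool()[1]*1000,1)); ctrl.get_image("side")
E
```

```text
[573.9  41.5 142.5]
[573.7  41.5 142.3]
[573.6  41.5 142.1]
[573.5  41.5 141.9]
[573.5  41.5 141.8]
[573.5  41.5 141.8]
```

Request:
arm_command:
  series:
    - [0.088,0.001,0.003,-0.004,0]
    - [0.06,0.001,0.003,-0.004,0]
    - [0.04,0.001,0.003,-0.004,0]
    - [0.02,0.001,0.003,-0.004,0]
    - [0.0,0.001,0.003,-0.004,0]

```text
t: 6.67
tool_pos: [0.5702, 0.0392, 0.1387]
tool_rot: [0.585, -0.585, 0.397, -0.397]
wrist_force: [0.3, -0.3, 0.2]
grip_width: 0.0636
```

Request:
arm_command:
  series:
    - [0.0,0,0,0,0]
    - [0.0,0,0,0,0]
    - [0.0,0,0,0,0]
    - [0.0,0,0,0,0]
    - [0.0,0,0,0,0]

```text
t: 7.08
tool_pos: [0.5702, 0.0391, 0.1388]
tool_rot: [-0.585, 0.585, -0.397, 0.397]
wrist_force: [0.5, -2.3, 0.9]
grip_width: 0.0303
```

Request:
arm_command:
  series:
    - [0.0,0,0,0,0]
    - [0.0,0,0,0,0]
    - [0.0,0,0,0,0]
    - [0.0,0,0,0,0]
    - [0.0,0,0,0,0]

```text
t: 7.5
tool_pos: [0.57, 0.0391, 0.1386]
tool_rot: [-0.585, 0.585, -0.397, 0.397]
wrist_force: [-0.7, -1.0, -0.4]
grip_width: 0.0215
```

```bash
python3 - <<'E'
from h import *
go()
snap("s4","side",(200,170,300,260),6)
E
```

```text
t 7.5 tcp [0.57   0.0391 0.1386] w 0.0215 F [-0.7 -1.  -0.4]
```

View pics/s4.png

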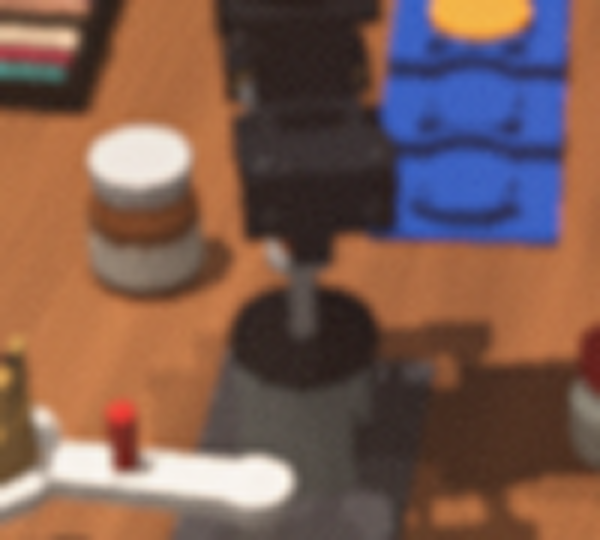

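Request:
arm_command:
  series:
    - [0.0,0,-0.01,0,0]
    - [0.0,0,-0.025,0,0]
    - [0.0,0,-0.04,0,0]
    - [0.0,0,-0.05,0,0]
    - [0.0,0,-0.05,0,0]

```text
t: 7.97
tool_pos: [0.5715, 0.0396, 0.1911]
tool_rot: [0.587, -0.584, 0.395, -0.398]
wrist_force: [0.2, 0.8, -1.1]
grip_width: 0.0212
```

```bash
python3 - <<'E'
from h import *
for i in range(3): _,d=snap("s5","side",(200,150,300,260),6)
np.save("pics/d_s5.npy",d)
go([.35,.20,.189])
E
```

```text
shift mm [-230.8   -0.5 -144.3] world d [-219.6  160.8    0.6]
t 8.12 tcp [0.5696 0.0392 0.1884] w 0.021 F [ 0.   0.6 -1.1]
```

View pics/s5.png

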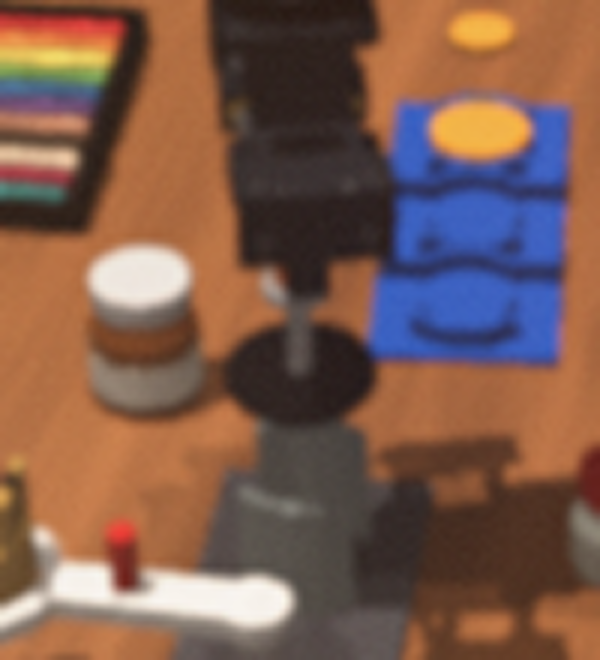

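```bash
python3 - <<'E'
from h import *
c=np.array([.5696,.0392,.132])
print(w2pix("side",c))
im=cv2.imread("pics/s5.png"); h=cv2.cvtColor(im,cv2.COLOR_BGR2HSV)
m=(h[...,2]<75).astype(np.uint8); m[:325]=0; m[:, :215]=0; m[425:]=0; m[:,385:]=0
m=cv2.morphologyEx(m,cv2.MORPH_CLOSE,np.ones((35,35)));m=cv2.morphologyEx(m,cv2.MORPH_OPEN,np.ones((15,15)))
k=max(cv2.findContours(m,0,1)[0],key=cv2.contourArea)
e=cv2.fitEllipse(k); print(e, (e[0][0]+.5)/6-.5+200,(e[0][1]+.5)/6-.5+150)
# predicted ellipse outline extents
a=np.linspace(0,2*np.pi,60); P=np.array([w2pix("side",c+.037*np.array([np.cos(t),np.sin(t),0])) for t in a]); print(P.min(0),P.max(0))
x,y,w,hh=cv2.boundingRect(k); print(x/6+200,y/6+150,(x+w)/6+200,(y+hh)/6+150)
P2=np.array([w2pix("side",c-[0,0,.008]+.037*np.array([np.cos(t),np.sin(t),0])) for t in a]); print(P2.min(0),P2.max(0))
C=cloud("side",np.load("pics/d_s5.npy")); q=C[205:220,236:264].reshape(-1,3); q=q[(q[:,2]>.118)&(q[:,2]<.15)]; print(q.mean(0),q.min(0),q.max(0),len(q))
E
```

```text
[251.18235195 211.2470463 ]
((300.4753112792969, 375.4086608886719), (99.52095031738281, 146.8603057861328), 88.05577850341797) 249.6625518798828 212.1514434814453
[238.15655204 203.56241753] [264.19770592 219.2430287 ]
237.5 204.5 262.3333333333333 220.83333333333331
[238.27621397 205.78270671] [264.23669882 221.50106835]
[0.57305807 0.04519643 0.13361424] [0.53780412 0.00735759 0.12402156] [0.6114793  0.08017593 0.14916188] 329
```

Request:
arm_command:
  series:
    - [0.0,-0.02,0,-0.006,0]
    - [0.0,-0.05,0.003,-0.015,0]
    - [0.0,-0.085,0.006,-0.025,0]
    - [0.0,-0.12,0.01,-0.035,0]
    - [0.0,-0.155,0.014,-0.0455,0]

```text
t: 8.53
tool_pos: [0.4689, 0.167, 0.1738]
tool_rot: [-0.585, 0.586, -0.397, 0.397]
wrist_force: [0.7, 0.8, -1.7]
grip_width: 0.0215
```

Request:
arm_command:
  series:
    - [0.0,-0.035,0,-0.0105,0]
    - [0.0,-0.07,0.003,-0.021,0]
    - [0.0,-0.105,0.006,-0.031,0]
    - [0.0,-0.14,0.008,-0.041,0]
    - [0.0,-0.17,0.008,-0.05,0]

```text
t: 8.95
tool_pos: [0.3585, 0.3071, 0.1656]
tool_rot: [-0.585, 0.586, -0.397, 0.396]
wrist_force: [-0.1, 0.2, -1.8]
grip_width: 0.0213
```

Request:
arm_command:
  series:
    - [0.0,-0.02,0,-0.006,0]
    - [0.0,-0.033,0,-0.01,0]
    - [0.0,-0.033,0,-0.01,0]
    - [0.0,-0.033,0,-0.01,0]
    - [0.0,-0.033,0,-0.01,0]

```text
t: 9.37
tool_pos: [0.34, 0.3311, 0.1663]
tool_rot: [-0.585, 0.586, -0.397, 0.397]
wrist_force: [0.5, -0.9, -1.3]
grip_width: 0.0215
```

```bash
python3 - <<'E'
from h import *
p,d=snap("s6","side",(200,230,340,370),5)
np.save("pics/d_s6.npy",d)
p,d=snap("t6","top",(50,200,210,320),4); np.save("pics/d_t6.npy",d)
go([.3387,.3329,.1664]); go([.4036,.3797,.1664])
E
```

```text
shift mm [-2.4  0.1 -0.9] world d [-1.7  1.9 -0.1]
t 9.47 tcp [0.3404 0.331  0.1665] w 0.0209 F [-0.4  0.4 -1.7]
shift mm [-22.    0.1  76.7] world d [63.2 48.7 -0.1]
t 9.47 tcp [0.3404 0.331  0.1665] w 0.0209 F [-0.4  0.4 -1.7]
```

View pics/s6.png

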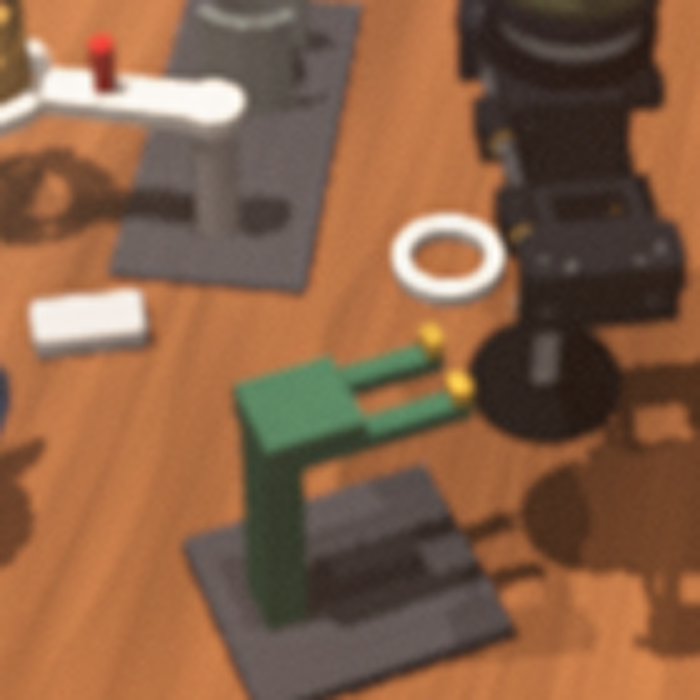

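View pics/t6.png

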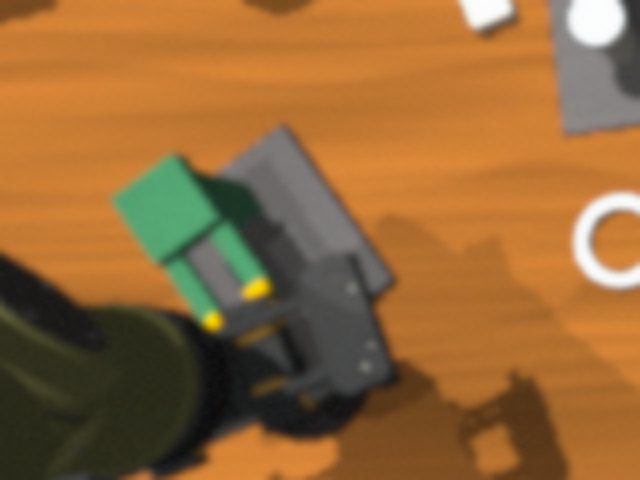

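```bash
python3 - <<'E'
from h import *
f=lambda p,o=(200,230),s=5:np.round((w2pix("side",p)-[1.35,0]-o)*s)
print("stem .110/.145",f([.3404,.331,.110]),f([.3404,.331,.145]))
yw=np.radians(35.8);ex=np.array([np.cos(yw),np.sin(yw),0]);ey=np.array([-ex[1],ex[0],0]);th=np.array([.4036,.3797,0])
for n,x,y,z in [("lipA",-30,15,145),("lipB",-30,-15,145),("blockcorner A",22,20,145),("blockcornerB",22,-20,145),("prongA start in",22,10,135),("prongB",22,-10,135),("back far",70,20,145),("back far",70,-20,145)]:
    print(n,f(th+ex*x/1000+ey*y/1000+[0,0,z/1000]), "top",np.round((w2pix("top",th+ex*x/1000+ey*y/1000+[0,-.0043,z/1000])-[50,200])*4))
E
```

```text
stem .110/.145 [543. 376.] [546. 323.]
lipA [463. 379.] top [214. 329.]
lipB [437. 334.] top [258. 297.]
blockcorner A [360. 418.] top [158. 261.]
blockcornerB [328. 357.] top [216. 219.]
prongA start in [352. 418.] top [179. 252.]
prongB [336. 387.] top [208. 231.]
back far [259. 448.] top [113. 195.]
back far [229. 386.] top [171. 153.]
```

Request:
arm_command:
  series:
    - [0.0,-0.003,0,0.002,0]
    - [0.0,-0.006,0,0.014,0]
    - [0.0,-0.01,0,0.03,0]
    - [0.0,-0.014,0,0.046,0]
    - [0.0,-0.018,0,0.062,0]

```text
t: 9.88
tool_pos: [0.3915, 0.3721, 0.1668]
tool_rot: [-0.585, 0.585, -0.397, 0.397]
wrist_force: [-0.8, 0.1, -1.5]
grip_width: 0.0214
```

Request:
arm_command:
  series:
    - [0.0,-0.002,0,0.009,0]
    - [0.0,-0.004,0,0.015,0]
    - [0.0,-0.004,0,0.015,0]
    - [0.0,-0.004,0,0.015,0]
    - [0.0,-0.004,0,0.015,0]

```text
t: 10.3
tool_pos: [0.402, 0.3807, 0.1665]
tool_rot: [-0.585, 0.586, -0.397, 0.397]
wrist_force: [-0.3, 0.3, -1.6]
grip_width: 0.021
```

```bash
python3 - <<'E'
from h import *
p,d=snap("s7","side",(200,230,340,370),5)
go([.4036,.3797,.1464])
E
```

```text
shift mm [ 1.6 20.2  1.1] world d [  1.6  -1.1 -20.2]
t 10.35 tcp [0.402  0.3808 0.1666] w 0.021 F [-0.7 -0.1 -1.8]
```

View pics/s7.png

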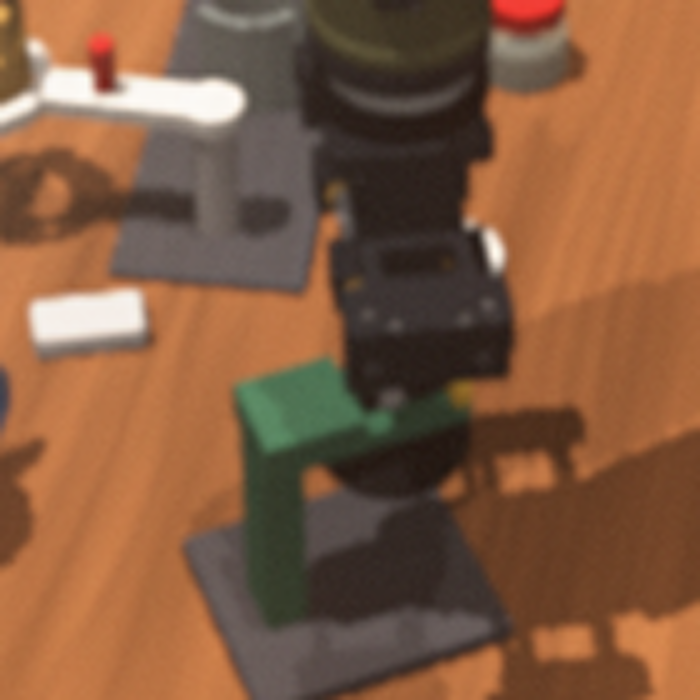

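Request:
arm_command:
  series:
    - [0.0,0.001,0.007,0.001,0]
    - [0.0,0.001,0.013,0.001,0]
    - [0.0,0.001,0.017,0.001,0]
    - [0.0,0.001,0.0195,0.001,0]
    - [0.0,0.001,0.0195,0.001,0]

```text
t: 10.77
tool_pos: [0.4036, 0.3805, 0.1463]
tool_rot: [-0.585, 0.586, -0.397, 0.397]
wrist_force: [1.2, 0.3, -1.6]
grip_width: 0.021
```

Request:
arm_command:
  series:
    - [0.0,0,0.001,0,0]
    - [0.0,0,0.001,0,0]
    - [0.02,0,0.001,0,0]
    - [0.04,0,0.001,0,0]
    - [0.05,0,0.001,0,0]

```text
t: 11.18
tool_pos: [0.4044, 0.3812, 0.1465]
tool_rot: [0.586, -0.585, 0.397, -0.397]
wrist_force: [0.9, 0.8, 0.4]
grip_width: 0.0326
```

Request:
arm_command:
  series:
    - [0.06,0,0,0,0]
    - [0.06,0,0,0,0]
    - [0.06,0,0,0,0]
    - [0.06,0,-0.005,0,0]
    - [0.06,0,-0.02,0,0]

```text
t: 11.6
tool_pos: [0.4031, 0.38, 0.1651]
tool_rot: [-0.584, 0.587, -0.397, 0.396]
wrist_force: [1.3, -0.4, -0.2]
grip_width: 0.0597
```

Request:
arm_command:
  series:
    - [0.06,0,-0.04,0,0]
    - [0.06,0,-0.08,0,0]
    - [0.08,-0.02,-0.09,-0.02,0]
    - [0.088,-0.02,-0.09,-0.05,0]
    - [0.088,-0.02,-0.09,-0.08,0]

```text
t: 12.02
tool_pos: [0.3219, 0.3712, 0.2577]
tool_rot: [0.587, -0.584, 0.397, -0.396]
wrist_force: [-0.3, -0.3, 0.0]
grip_width: 0.0782
```

```bash
python3 - <<'E'
from h import *
p,d=snap("s8","side",(200,230,340,370),5)
snap("t8","top",(50,120,350,320),2.6)
cv2.imwrite("pics/tfull8.png",ctrl.get_image("top")[0][:,:,::-1])
go()
E
```

```text
t 12.17 tcp [0.3204 0.3692 0.2568] w 0.0874 F [-0.1  0.6  0.1]
```

View pics/s8.png

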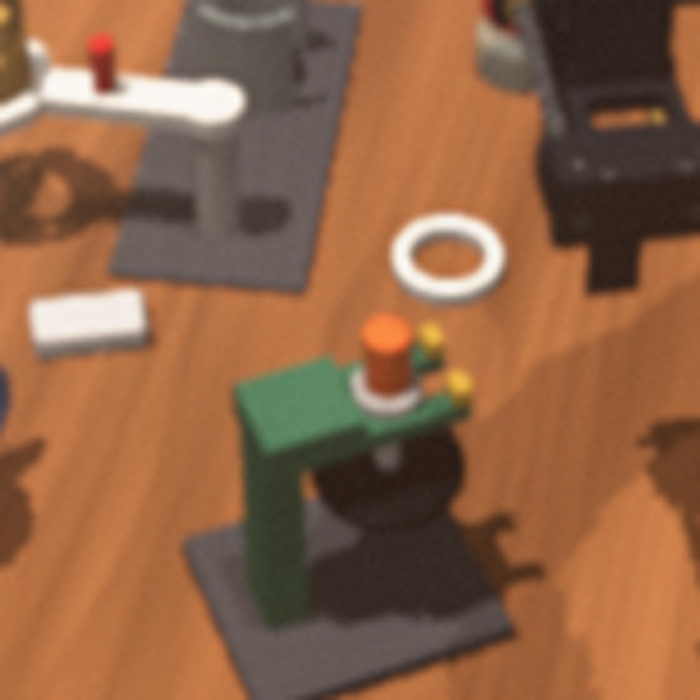

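View pics/t8.png

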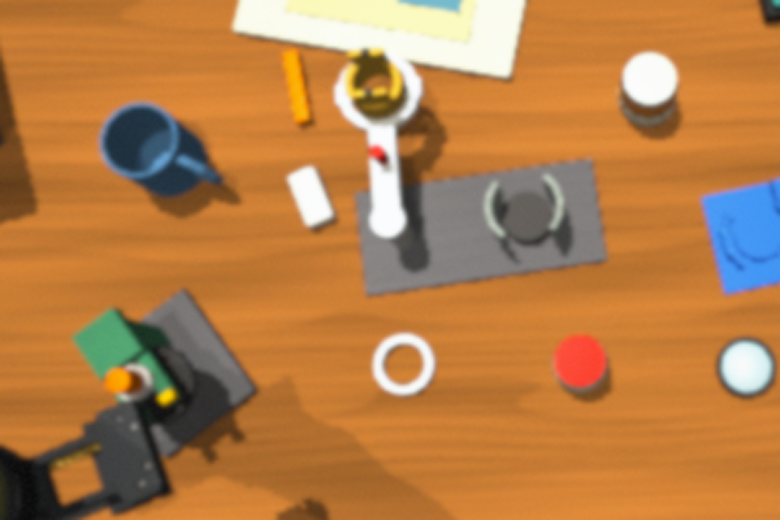

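```bash
python3 - <<'E'
from meas import *
from scipy.optimize import least_squares
im=cv2.imread("pics/tfull8.png"); h=cv2.cvtColor(im,cv2.COLOR_BGR2HSV)
D=np.array([0,.0043])
def W(pts,z): return np.array([pix2z("top",q,z)[:2]+D for q in pts])
# walls
sub=np.zeros(im.shape[:2],bool); sub[180:220,230:275]=1
g=cv2.cvtColor(im,cv2.COLOR_BGR2GRAY).astype(int)
m=sub&(g>140)&(h[...,1]<70); ys,xs=np.nonzero(m); P=W(np.c_[xs,ys],.074); w=(g[ys,xs]-130.)
f=lambda p:(np.hypot(P[:,0]-p[0],P[:,1]-p[1])-p[2])*np.sqrt(w)
r=least_squares(f,[.57,.038,.035]); print("barrel",len(P),r.x)
f2=lambda p:(np.hypot(P[:,0]-p[0],P[:,1]-p[1])-.035)*np.sqrt(w)
print("fixed r",least_squares(f2,[.57,.038]).x)
# plate
sub[:]=0; sub[170:245,180:290]=1
m=(sub&(h[...,1]<60)&(g<150)&(g>60)).astype(np.uint8); m=cv2.morphologyEx(m,cv2.MORPH_OPEN,np.ones((3,3)))
n,l,s,c=cv2.connectedComponentsWithStats(m); b=1+np.argmax(s[1:,4]); ys,xs=np.nonzero(l==b); P2=W(np.c_[xs,ys],.006)*1000
print("plate",cv2.minAreaRect(P2.astype(np.float32)))
# post head + yoke arm (white)
sub[:]=0; sub[185:215,185:215]=1
m=sub&(h[...,1]<40)&(g>200); ys,xs=np.nonzero(m)
print("white rows",[(y,xs[ys==y].min(),xs[ys==y].max()) for y in np.unique(ys)])
print("post approx",W([[199.2,204.6]],.096)*1000,"ring",W([[195.4,153.8]],.096)*1000)
for cam in["side"]:
    im=ctrl.get_image("side")[0][:,:,::-1]; cv2.imwrite("pics/sfull8.png",im)
E
```

```text
barrel 159 [0.57389092 0.03894782 0.03594091]
fixed r [0.57414687 0.03904961]
plate ((566.35205078125, 87.99432373046875), (107.01930236816406, 245.49525451660156), 7.031006336212158)
white rows [(np.int64(185), np.int64(193), np.int64(202)), (np.int64(186), np.int64(193), np.int64(202)), (np.int64(187), np.int64(193), np.int64(202)), (np.int64(188), np.int64(193), np.int64(202)), (np.int64(189), np.int64(193), np.int64(202)), (np.int64(190), np.int64(193), np.int64(202)), (np.int64(191), np.int64(193), np.int64(202)), (np.int64(192), np.int64(193), np.int64(202)), (np.int64(193), np.int64(193), np.int64(202)), (np.int64(194), np.int64(193), np.int64(202)), (np.int64(195), np.int64(193), np.int64(203)), (np.int64(196), np.int64(193), np.int64(203)), (np.int64(197), np.int64(193), np.int64(203)), (np.int64(198), np.int64(193), np.int64(203)), (np.int64(199), np.int64(193), np.int64(203)), (np.int64(200), np.int64(193), np.int64(203)), (np.int64(201), np.int64(193), np.int64(204)), (np.int64(202), np.int64(193), np.int64(204)), (np.int64(203), np.int64(192), np.int64(205)), (np.int64(204), np.int64(192), np.int64(205)), (np.int64(205), np.int64(192), np.int64(205)), (np.int64(206), np.int64(192), np.int64(204)), (np.int64(207), np.int64(193), np.int64(204)), (np.int64(208), np.int64(193), np.int64(203)), (np.int64(209), np.int64(194), np.int64(202)), (np.int64(210), np.int64(196), np.int64(201))]
post approx [[556.17823782 166.10453123]] ring [[688.04819409 177.02110728]]
```

```bash
cat >> h.py <<'E'
def plan(way,grip,n_settle=2,step=36,tstep=6.5):
    """way: list of (x,y,z,yaw_deg or None) TCP mm. prints calls of 5 rows"""
    o,p,M=tool(); p=p*1000; y=np.degrees(yaw(M)); rows=[]
    for (X,Y,Z,yw) in way:
        q=np.array([X,Y,Z],float); e=0 if yw is None else (yw-y+90)%180-90
        n=max(1,int(np.ceil(max(np.linalg.norm(q-p)/step,abs(e)/tstep))))
        for i in range(1,n+1): rows.append((p+(q-p)*i/n,y+e*i/n))
        p=q;y=y+e
    rows+= [rows[-1]]*n_settle
    while len(rows)%5: rows.append(rows[-1])
    o,p,M=tool(); p=p*1000; y=np.degrees(yaw(M))
    for k in range(0,len(rows),5):
        c,s=np.cos(np.radians(y)),np.sin(np.radians(y)); ax=np.array([c,s,0]);az=np.cross(ax,[0,0,-1.])
        out=[]
        for q,yy in rows[k:k+5]:
            d=q-p; out.append([grip,round(float(d@ax)/1000,4),round(float(-d[2])/1000,4),round(float(d@az)/1000,4),round(float(-(yy-y)),1)])
        print(out)
        # nominal after rounding
        d=out[-1]; p=p+1000*(ax*d[1]+np.array([0,0,-1])*d[2]+az*d[3]); y=y-d[4]
    print("end",np.round(p,1),round(y,2))
E
python3 - <<'E'
from h import *
M=tool()[2]; print(M[:,2],np.cross(M[:,0],M[:,1]))
plan([(414.8,-179.2,200,7.1),(414.8,-179.2,60,7.1)],0.088)
E
```

```text
[9.28358353e-01 3.71685400e-01 8.55617757e-04] [9.28358353e-01 3.71685400e-01 8.55617757e-04]
[[0.088, 0.034, 0.0036, -0.0074, -4.7], [0.088, 0.068, 0.0071, -0.0148, -9.4], [0.088, 0.102, 0.0107, -0.0221, -14.1], [0.088, 0.1361, 0.0142, -0.0295, -18.8], [0.088, 0.1701, 0.0178, -0.0369, -23.5]]
[[0.088, 0.0282, 0.0035, -0.0203, -4.7], [0.088, 0.0565, 0.0071, -0.0407, -9.4], [0.088, 0.0847, 0.0106, -0.061, -14.1], [0.088, 0.113, 0.0142, -0.0813, -18.8], [0.088, 0.1412, 0.0177, -0.1017, -23.6]]
[[0.088, 0.0178, 0.0036, -0.0299, -4.7], [0.088, 0.0355, 0.0071, -0.0599, -9.4], [0.088, 0.0533, 0.0107, -0.0898, -14.1], [0.088, 0.071, 0.0142, -0.1198, -18.8], [0.088, 0.0888, 0.0178, -0.1497, -23.5]]
[[0.088, 0.0043, 0.0035, -0.0345, -4.7], [0.088, 0.0043, 0.0385, -0.0345, -4.7], [0.088, 0.0043, 0.0735, -0.0345, -4.7], [0.088, 0.0043, 0.1085, -0.0345, -4.7], [0.088, 0.0043, 0.1435, -0.0345, -4.7]]
[[0.088, 0.0, 0.0, -0.0, 0.0], [0.088, 0.0, 0.0, -0.0, 0.0], [0.088, 0.0, 0.0, -0.0, 0.0], [0.088, 0.0, 0.0, -0.0, 0.0], [0.088, 0.0, 0.0, -0.0, 0.0]]
end [ 414.8 -179.2   60. ] 7.12
```

Request:
arm_command:
  series:
    - [0.088,0.034,0.0035,-0.0075,-4.7]
    - [0.088,0.068,0.007,-0.015,-9.4]
    - [0.088,0.102,0.0105,-0.022,-14.1]
    - [0.088,0.136,0.014,-0.0295,-18.8]
    - [0.088,0.17,0.018,-0.037,-23.5]

```text
t: 12.63
tool_pos: [0.3529, 0.1971, 0.2382]
tool_rot: [0.655, -0.654, 0.268, -0.269]
wrist_force: [1.0, -0.7, -0.2]
grip_width: 0.0877
```

Request:
arm_command:
  series:
    - [0.088,0.028,0.0035,-0.02,-4.7]
    - [0.088,0.0565,0.007,-0.041,-9.4]
    - [0.088,0.085,0.0105,-0.061,-14.1]
    - [0.088,0.113,0.014,-0.081,-18.8]
    - [0.088,0.141,0.018,-0.102,-23.6]

```text
t: 13.05
tool_pos: [0.3815, 0.0246, 0.2202]
tool_rot: [0.696, -0.695, 0.128, -0.13]
wrist_force: [1.2, 0.2, 0.8]
grip_width: 0.0882
```

Request:
arm_command:
  series:
    - [0.088,0.018,0.0035,-0.03,-4.7]
    - [0.088,0.0355,0.007,-0.06,-9.4]
    - [0.088,0.053,0.0105,-0.09,-14.1]
    - [0.088,0.071,0.014,-0.12,-18.8]
    - [0.088,0.089,0.018,-0.15,-23.5]

```text
t: 13.47
tool_pos: [0.4097, -0.1487, 0.2021]
tool_rot: [-0.707, 0.707, 0.016, -0.014]
wrist_force: [0.8, -0.8, 0.8]
grip_width: 0.0882
```

Request:
arm_command:
  series:
    - [0.088,0.0045,0.0035,-0.0345,-4.7]
    - [0.088,0.0045,0.0385,-0.0345,-4.7]
    - [0.088,0.0045,0.0735,-0.0345,-4.7]
    - [0.088,0.0045,0.1,-0.0345,-4.7]
    - [0.088,0.0045,0.1,-0.0345,-4.7]

```text
t: 13.88
tool_pos: [0.413, -0.1807, 0.0983]
tool_rot: [0.706, -0.705, -0.041, 0.045]
wrist_force: [-0.4, -0.6, 0.0]
grip_width: 0.0884
```

```bash
python3 - <<'E'
from meas import *
p,d=snap("s9","side",(240,130,380,240),5)
im=p[:,:,::-1].copy()
print(disc("side",(80,0,150),(110,120,255),(302,198,332,218),.014,im))
go([.4148,-.1792,.005],np.radians(7.1))
E
```

```text
(array([ 417.4, -176.6,   40.4,   45.5]), array([ 417.3, -176.3]), [310, 205, 14, 8, 89])
shift mm [ 1.6 95.4  1.1] world d [  1.1   1.3 -95.4]
turn deg -0.1 yaw now 7.0 q7 -0.22
t 13.93 tcp [ 0.4137 -0.1805  0.1004] w 0.088 F [-0.   0.3  1. ]
```

View pics/s9.png

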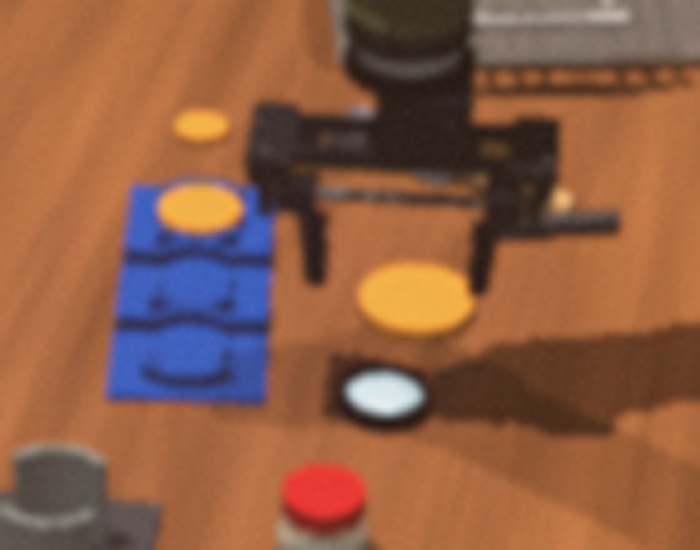

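Request:
arm_command:
  series:
    - [0.088,0.0015,0.03,0.001,0]
    - [0.088,0.0015,0.06,0.001,0]
    - [0.088,0.0015,0.08,0.001,0]
    - [0.088,0.0015,0.09,0.001,0]
    - [0.088,0.0015,0.095,0.001,0]
  force: 20

```text
t: 14.35
tool_pos: [0.4181, -0.1802, 0.0149]
tool_rot: [-0.705, 0.706, 0.043, -0.045]
wrist_force: [0.5, 0.8, 0.1]
grip_width: 0.0877
```

```bash
python3 - <<'E'
from h import *
p,d=snap("s10","side",(240,130,380,240),5)
go([.4148,-.1792,.005],np.radians(7.1))
print((w2pix("side",[.4137,-.1805,.1004])-[240,130])*5)
p=tool()[1]
print((w2pix("side",p)-[240,130])*5)
E
```

```text
shift mm [-3.1  9.8  1.6] world d [-3.3  1.2 -9.8]
turn deg 0.01 yaw now 7.11 q7 -0.86
t 14.4 tcp [ 0.4181 -0.1804  0.0148] w 0.0881 F [ 0.3 -0.3 -1.1]
[394.43287789 278.12088966]
[381.57242623 386.81250782]
```

View pics/s10.png

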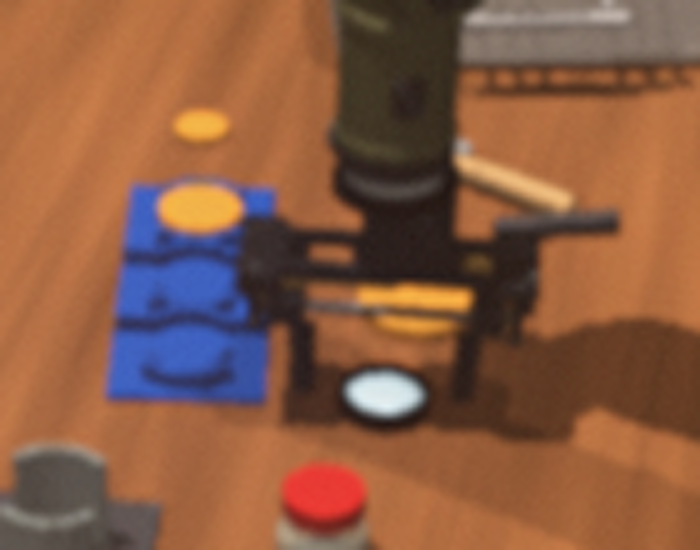

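Request:
arm_command:
  series:
    - [0.088,-0.003,0.006,0.0015,0]
    - [0.088,-0.003,0.009,0.0015,0]
    - [0.088,-0.003,0.0095,0.0015,0]
    - [0.088,-0.003,0.0095,0.0015,0]
    - [0.088,-0.003,0.0095,0.0015,0]

```text
t: 14.82
tool_pos: [0.4143, -0.179, 0.0063]
tool_rot: [-0.706, 0.706, 0.042, -0.044]
wrist_force: [-0.1, -0.5, 0.6]
grip_width: 0.0879
```

```bash
python3 - <<'E'
from h import *
p,d=snap("s11","side",(240,130,380,240),5)
go([.4148,-.1792,.005],np.radians(7.1)); print(ctrl.observe()["joint_positions"])
E
```

```text
shift mm [ 0.7  1.2 -0.4] world d [ 0.8 -0.3 -1.2]
turn deg -0.09 yaw now 7.01 q7 -1.23
t 14.87 tcp [ 0.414  -0.1789  0.0062] w 0.0878 F [0.  0.9 0.5]
[ 0.38382035  0.94263792 -0.12724258  2.21416445  1.65592787  0.10436951
 -1.22555668]
```

Request:
arm_command:
  series:
    - [0.06,0.001,0.001,0,0]
    - [0.05,0.001,0.001,0,0]
    - [0.05,0.001,0.001,0,0]
    - [0.05,0.001,0.001,0,0]
    - [0.05,0.001,0.001,0,0]

```text
t: 15.28
tool_pos: [0.414, -0.178, 0.0043]
tool_rot: [0.706, -0.705, -0.042, 0.046]
wrist_force: [0.9, -0.1, 1.5]
grip_width: 0.059
```

Request:
arm_command:
  series:
    - [0.05,0,0,0,0]
    - [0.05,0,0,0,0]
    - [0.05,0,0,0,0]
    - [0.05,0,-0.005,0,0]
    - [0.05,0,-0.01,0,0]

```text
t: 15.7
tool_pos: [0.4133, -0.1779, 0.014]
tool_rot: [0.706, -0.705, -0.041, 0.046]
wrist_force: [0.1, -0.2, -0.6]
grip_width: 0.0595
```

```bash
python3 - <<'E'
from h import *
p,d=snap("s11","side",(240,130,380,240),5)
go(); print(ctrl.observe()["joint_positions"])
E
```

```text
t 15.75 tcp [ 0.4135 -0.178   0.0148] w 0.0592 F [ 0.2  0.3 -0. ]
[ 0.34840628  0.92346424 -0.07279473  2.21592651  1.41892873  0.05997768
 -0.99085502]
```

View pics/s11.png

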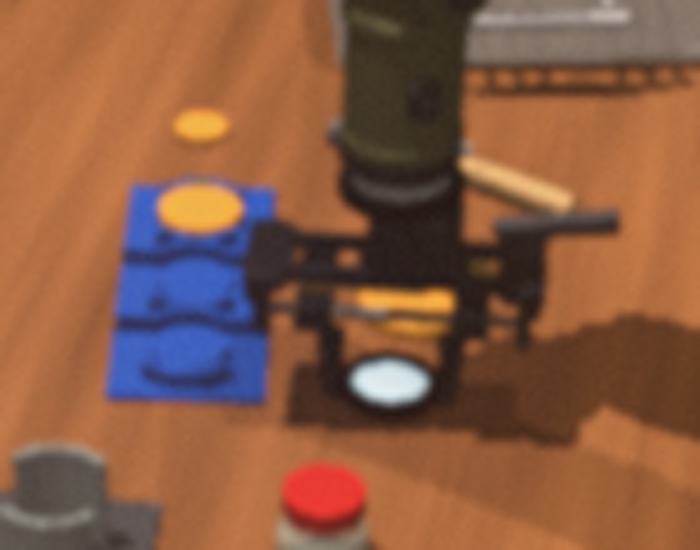

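```bash
python3 - <<'E'
from h import *
plan([(413.5,-178,125,None),(573.5,39,125,7.1)],0.05)
E
```

```text
[[0.05, -0.0, -0.0275, -0.0, -0.0], [0.05, -0.0, -0.0551, -0.0, -0.0], [0.05, -0.0, -0.0826, -0.0, -0.0], [0.05, -0.0001, -0.1102, -0.0, -0.0], [0.05, 0.0231, -0.1102, 0.0244, -0.0]]
[[0.05, 0.0232, 0.0, 0.0245, -0.0], [0.05, 0.0464, 0.0, 0.049, -0.0], [0.05, 0.0696, 0.0, 0.0734, -0.0], [0.05, 0.0928, 0.0, 0.0979, -0.0], [0.05, 0.116, 0.0, 0.1223, -0.0]]
[[0.05, 0.0232, 0.0, 0.0245, -0.0], [0.05, 0.0464, 0.0, 0.0489, -0.0], [0.05, 0.0464, 0.0, 0.0489, -0.0], [0.05, 0.0464, 0.0, 0.0489, -0.0], [0.05, 0.0464, 0.0, 0.0489, -0.0]]
end [573.5  39.  125. ] 7.09
```

Request:
arm_command:
  series:
    - [0.05,0,-0.0275,0,0]
    - [0.05,0,-0.055,0,0]
    - [0.05,0,-0.0825,0,0]
    - [0.05,0,-0.11,0,0]
    - [0.05,0.023,-0.11,0.0245,0]

```text
t: 16.17
tool_pos: [0.4296, -0.1609, 0.1277]
tool_rot: [-0.704, 0.709, 0.035, -0.04]
wrist_force: [0.3, -1.4, -0.8]
grip_width: 0.0594
```

Request:
arm_command:
  series:
    - [0.05,0.023,0,0.0245,0]
    - [0.05,0.0465,0,0.049,0]
    - [0.05,0.07,0,0.0735,0]
    - [0.05,0.093,0,0.098,0]
    - [0.05,0.116,0,0.122,0]

```text
t: 16.58
tool_pos: [0.5346, -0.015, 0.1233]
tool_rot: [-0.706, 0.706, 0.041, -0.045]
wrist_force: [1.2, -0.6, -0.2]
grip_width: 0.0595
```

Request:
arm_command:
  series:
    - [0.05,0.023,0,0.0245,0]
    - [0.05,0.0465,0,0.049,0]
    - [0.05,0.0465,0,0.049,0]
    - [0.05,0.0465,0,0.049,0]
    - [0.05,0.0465,0,0.049,0]

```text
t: 17.0
tool_pos: [0.5734, 0.0373, 0.1227]
tool_rot: [-0.705, 0.706, 0.041, -0.046]
wrist_force: [-1.1, -0.6, -1.6]
grip_width: 0.0595
```

```bash
python3 - <<'E'
from meas import *
p,d=snap("s12","side",(200,170,300,260),7)
im=p[:,:,::-1].copy()
go([.574,.039,.1],np.radians(7.1)); t=tool()[1]
r=hsvmask("side",(80,0,130),(112,120,255),(225,195,280,235),im)
print(r[1],r[2]); q=t.copy(); q[2]=t[2]-.0045+.014
print("lens at", pix2z("side",r[1]+[1.35,0],q[2])*1000,"pred pix",w2pix("side",q)-[1.35,0])
E
```

```text
shift mm [ 1.3 22.8  2.3] world d [  0.8   2.4 -22.8]
turn deg -0.11 yaw now 6.99 q7 -0.68
t 17.05 tcp [0.5732 0.0366 0.1228] w 0.0595 F [ 0.4 -0.5 -1.2]
[250.14615385 210.78461538] [242 206  17  10 130]
lens at [569.23958871  37.22162147 132.26623751] pred pix [248.87083202 210.46055353]
```

View pics/s12.png

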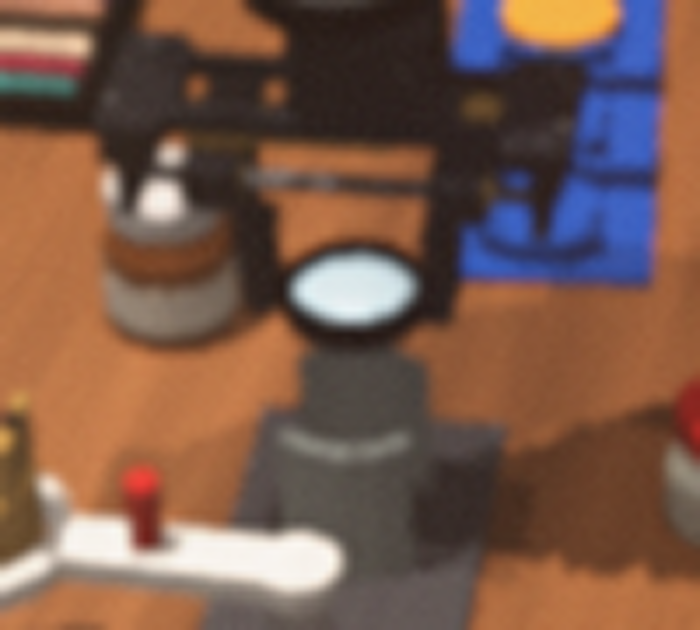

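```bash
python3 - <<'E'
from h import *
im=cv2.imread("pics/sfull8.png")[190:270,215:295]; cv2.imwrite("pics/z1.png",cv2.resize(im,None,fx=7,fy=7,interpolation=cv2.INTER_CUBIC))
def model(cx,cy,yw=7.1):
    out=[]
    for s in(1,-1):
        for r in(32.5,37.5):
            a0=np.arcsin(22/r); 
            a=np.linspace(a0,np.pi-a0,15)*s+np.radians(yw)
            out.append(np.array([w2pix("side",[cx+r/1000*np.cos(t),cy+r/1000*np.sin(t),.074]) for t in a]))
    return out
big=cv2.imread("pics/z1.png")
for (cx,cy),col in(((.574,.039),(0,0,255)),((.5765,.0402),(0,255,0))):
    for o in model(cx,cy): cv2.polylines(big,[np.int32(((o-[215,190]+.5)*7-.5))],False,col,1)
cv2.imwrite("pics/z1.png",big)
# top, same with raw
im=cv2.imread("pics/tfull8.png")[175:230,220:290]; big=cv2.resize(im,None,fx=9,fy=9,interpolation=cv2.INTER_CUBIC)
for (cx,cy),col in(((.574,.0347),(0,0,255)),):
    for s in(1,-1):
        for r in(32.5,37.5):
            a0=np.arcsin(22/r);a=np.linspace(a0,np.pi-a0,15)*s+np.radians(7.1)
            o=np.array([w2pix("top",[cx+r/1000*np.cos(t),cy+r/1000*np.sin(t),.074]) for t in a])
            cv2.polylines(big,[np.int32(((o-[220,175]+.5)*9-.5))],False,col,1)
cv2.imwrite("pics/z2.png",big)
E
```

```text
(no output)
```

View pics/z1.png

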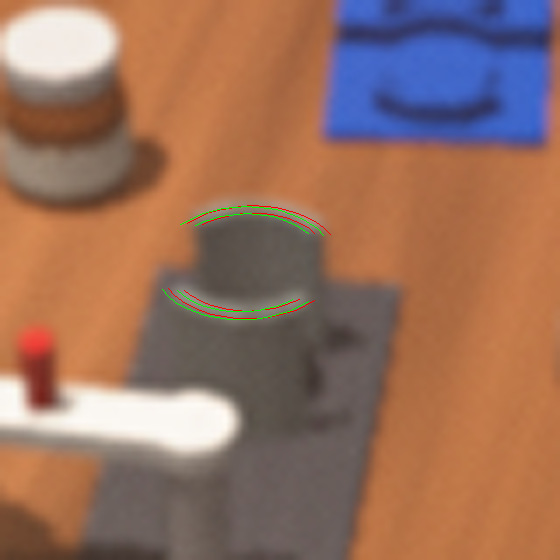

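View pics/z2.png

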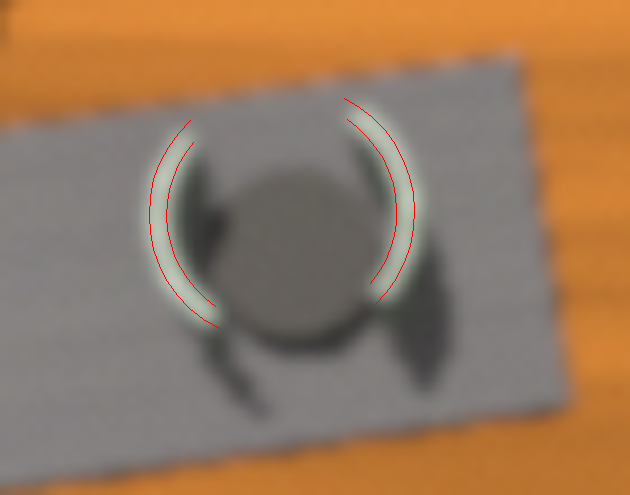

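```bash
python3 - <<'E'
from h import *
from scipy.ndimage import map_coordinates
from scipy.optimize import minimize
def sc(cam,g,cx,cy,yw=7.1,sides=(1,-1),rs=((35,1),(28.5,-.5),(41,-.5))):
    v=0
    for s in sides:
        for r,w in rs:
            a0=np.arcsin(22/35.);a=np.linspace(a0+.1,np.pi-a0-.1,30)*s+np.radians(yw)
            o=np.array([w2pix(cam,[cx/1000+r/1000*np.cos(t),cy/1000+r/1000*np.sin(t),.074]) for t in a])
            v+=w*map_coordinates(g,[o[:,1],o[:,0]],order=1).mean()
    return v
for cam,f in(("top","pics/tfull8.png"),("side","pics/sfull8.png")):
    im=cv2.imread(f); g=cv2.GaussianBlur(im[...,0].astype(float),(0,0),.8)  # blue channel: wood is dark
    best=[]
    for cx in np.arange(566,586,1.):
        for cy in np.arange(28,48,1.):
            best.append((sc(cam,g,cx,cy,sides=(1,) if cam=="side" else (1,-1),rs=((35,1),(28.5,-.5),(41,-.5)) if cam=="top" else ((35,1),(41,-1))),cx,cy))
    best.sort(reverse=True); print(cam,[(round(a,1),b,c) for a,b,c in best[:6]])
E
```

```text
top [(np.float64(85.7), np.float64(573.0), np.float64(34.0)), (np.float64(85.5), np.float64(574.0), np.float64(34.0)), (np.float64(85.0), np.float64(574.0), np.float64(35.0)), (np.float64(84.3), np.float64(573.0), np.float64(35.0)), (np.float64(83.6), np.float64(572.0), np.float64(34.0)), (np.float64(83.5), np.float64(575.0), np.float64(35.0))]
side [(np.float64(20.6), np.float64(575.0), np.float64(40.0)), (np.float64(20.5), np.float64(574.0), np.float64(40.0)), (np.float64(20.4), np.float64(576.0), np.float64(40.0)), (np.float64(20.4), np.float64(575.0), np.float64(41.0)), (np.float64(20.3), np.float64(574.0), np.float64(41.0)), (np.float64(20.1), np.float64(576.0), np.float64(41.0))]
```

Request:
arm_command:
  series:
    - [0.05,0.002,0.0,0.004,0]
    - [0.05,0.002,0.015,0.004,0]
    - [0.05,0.002,0.03,0.004,0]
    - [0.05,0.002,0.038,0.004,0]
    - [0.05,0.002,0.038,0.004,0]

```text
t: 17.47
tool_pos: [0.5742, 0.0416, 0.0839]
tool_rot: [-0.706, 0.706, 0.04, -0.046]
wrist_force: [-0.4, -0.3, -0.6]
grip_width: 0.059
```

```bash
python3 - <<'E'
from meas import *
ctrl.get_image("side")
p,d=snap("s13","side",(200,170,300,260),7)
go([.575,.0408,.07],np.radians(7.1)); t=tool()[1]
im=p[:,:,::-1].copy()
r=hsvmask("side",(80,0,130),(112,120,255),(225,195,280,240),im)
print(r[1],r[2], pix2z("side",r[1],t[2]+.0095)*1000)
E
```

```text
shift mm [-0.6 15.6 -1.7] world d [ -0.5  -1.7 -15.6]
turn deg -0.06 yaw now 7.04 q7 -0.73
t 17.57 tcp [0.5755 0.0425 0.0856] w 0.0591 F [-0.4 -0.  -1.1]
[249.66666667 222.17829457] [242 218  17  10 129] [573.91855916  43.69517926  95.07344771]
```

View pics/s13.png

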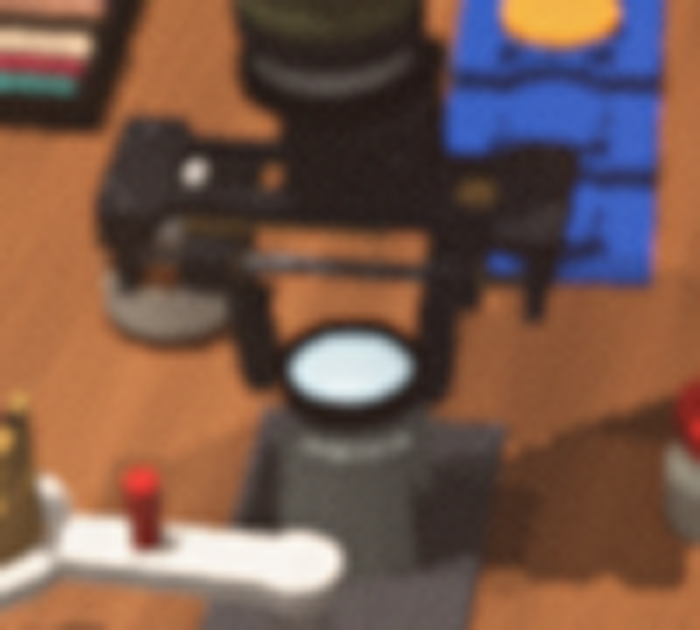

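Request:
arm_command:
  series:
    - [0.05,-0.0005,0.001,-0.0015,0]
    - [0.05,-0.0005,0.005,-0.0015,0]
    - [0.05,-0.0005,0.01,-0.0015,0]
    - [0.05,-0.0005,0.014,-0.0015,0]
    - [0.05,-0.0005,0.018,-0.0015,0]

```text
t: 17.98
tool_pos: [0.5752, 0.0414, 0.0671]
tool_rot: [0.706, -0.705, -0.042, 0.046]
wrist_force: [0.3, -0.3, -0.7]
grip_width: 0.0594
```

```bash
python3 - <<'E'
from meas import *
ctrl.get_image("side")
p,d=snap("s14","side",(200,170,300,260),7)
go([.575,.0408,.028],np.radians(7.1))
E
```

```text
shift mm [ 0.5 38.7 -0.6] world d [  0.3  -0.5 -38.7]
turn deg -0.02 yaw now 7.08 q7 -0.75
t 18.08 tcp [0.5747 0.0413 0.0667] w 0.0591 F [ 0.5  0.2 -0.8]
```

View pics/s14.png

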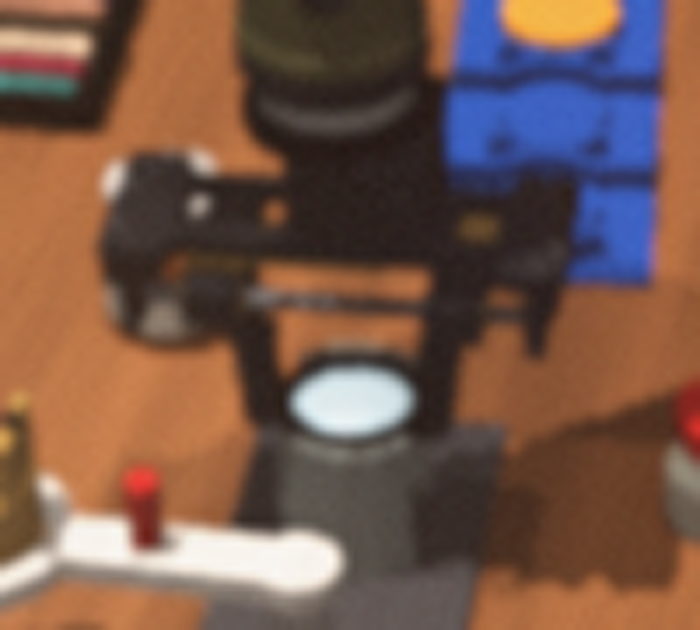

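Request:
arm_command:
  series:
    - [0.05,0,0.009,-0.0003,0]
    - [0.05,0,0.018,-0.0003,0]
    - [0.05,0,0.025,-0.0003,0]
    - [0.05,0,0.031,-0.0003,0]
    - [0.05,0,0.035,-0.0003,0]

```text
t: 18.5
tool_pos: [0.5746, 0.0411, 0.0313]
tool_rot: [0.706, -0.705, -0.041, 0.046]
wrist_force: [-0.5, -0.7, -1.0]
grip_width: 0.0591
```

Request:
arm_command:
  series:
    - [0.05,0,0.002,0,0]
    - [0.05,0,0.0035,0,0]
    - [0.05,0,0.0045,0,0]
    - [0.05,0,0.0045,0,0]
    - [0.05,0,0.0045,0,0]

```text
t: 18.92
tool_pos: [0.5753, 0.0412, 0.0282]
tool_rot: [0.706, -0.705, -0.042, 0.045]
wrist_force: [-0.5, -0.8, -0.5]
grip_width: 0.0595
```

Request:
arm_command:
  series:
    - [0.05,0,0.0005,0,0]
    - [0.05,0,0.001,0,0]
    - [0.05,0,0.0015,0,0]
    - [0.05,0,0.0015,0,0]
    - [0.05,0,0.0015,0,0]

```text
t: 19.33
tool_pos: [0.5751, 0.0412, 0.0265]
tool_rot: [0.706, -0.705, -0.042, 0.046]
wrist_force: [0.4, 0.1, -1.3]
grip_width: 0.0592
```

```bash
python3 - <<'E'
from h import *
for i in range(4): go(); ctrl.get_image("side")
E
```

```text
t 19.33 tcp [0.5751 0.0412 0.0265] w 0.0592 F [ 0.4  0.1 -1.3]
t 19.38 tcp [0.5751 0.0412 0.0265] w 0.0595 F [ 0.  -0.4 -1.3]
t 19.43 tcp [0.575  0.0412 0.0265] w 0.0589 F [-0.3 -0.1 -0.4]
t 19.48 tcp [0.5751 0.0412 0.0265] w 0.0592 F [ 0.2  0.5 -1.3]
```

Request:
arm_command:
  series:
    - [0.05,0,0.0005,0,0]
    - [0.05,0,0.001,0,0]
    - [0.05,0,0.001,0,0]
    - [0.05,0,0.001,0,0]
    - [0.05,0,0.001,0,0]

```text
t: 19.95
tool_pos: [0.5751, 0.0412, 0.0263]
tool_rot: [0.706, -0.706, -0.042, 0.045]
wrist_force: [-2.3, -0.8, 7.7]
grip_width: 0.0593
```

```bash
python3 - <<'E'
from h import *
for i in range(4): go(); ctrl.get_image("side")
E
```

```text
t 19.95 tcp [0.5751 0.0412 0.0263] w 0.0593 F [-2.3 -0.8  7.7]
t 20.0 tcp [0.5751 0.0412 0.0263] w 0.0591 F [-1.3  0.2  6.9]
t 20.05 tcp [0.5751 0.0412 0.0264] w 0.0593 F [-1.6 -0.8  6.5]
t 20.1 tcp [0.5751 0.0412 0.0263] w 0.0593 F [-2.2 -1.5  7.1]
```

Request:
arm_command:
  series:
    - [0.065,0,-0.0005,0,0]
    - [0.075,0,-0.0005,0,0]
    - [0.08,0,-0.0005,0,0]
    - [0.08,0,-0.0005,0,0]
    - [0.08,0,-0.0005,0,0]

```text
t: 20.57
tool_pos: [0.575, 0.0412, 0.0258]
tool_rot: [0.706, -0.705, -0.042, 0.046]
wrist_force: [-0.5, -0.7, -0.1]
grip_width: 0.0799
```

Request:
arm_command:
  series:
    - [0.08,0,-0.02,0,0]
    - [0.08,0,-0.05,0,0]
    - [0.08,0,-0.085,0,0]
    - [0.08,0,-0.12,0,0]
    - [0.088,0,-0.12,0,0]

```text
t: 20.98
tool_pos: [0.5794, 0.0428, 0.152]
tool_rot: [0.707, -0.705, -0.045, 0.042]
wrist_force: [0.6, 1.2, 0.2]
grip_width: 0.0845
```

```bash
python3 - <<'E'
from h import *
p,d=snap("s15","side",(200,170,300,260),7)
plan([(450,-100,130,None),(582.5,-355.8,130,10.9),(582.5,-355.8,70,10.9)],0.088)
E
```

```text
[[0.088, -0.0241, 0.0032, -0.0209, -0.0], [0.088, -0.0482, 0.0064, -0.0417, -0.0], [0.088, -0.0722, 0.0096, -0.0626, -0.0], [0.088, -0.0963, 0.0128, -0.0835, -0.0], [0.088, -0.1204, 0.016, -0.1043, -0.0]]
[[0.088, -0.0241, 0.0033, -0.0209, -0.0], [0.088, -0.013, 0.0033, -0.0509, -0.4], [0.088, -0.0019, 0.0033, -0.0809, -0.9], [0.088, 0.0093, 0.0033, -0.1109, -1.3], [0.088, 0.0204, 0.0033, -0.1409, -1.7]]
[[0.088, 0.0102, -0.0, -0.0304, -0.4], [0.088, 0.0204, -0.0, -0.0607, -0.9], [0.088, 0.0307, -0.0, -0.091, -1.3], [0.088, 0.0409, -0.0, -0.1214, -1.7], [0.088, 0.0511, -0.0, -0.1517, -2.2]]
[[0.088, 0.0, 0.03, 0.0, 0.0], [0.088, 0.0, 0.06, 0.0, 0.0], [0.088, 0.0, 0.06, 0.0, 0.0], [0.088, 0.0, 0.06, 0.0, 0.0], [0.088, 0.0, 0.06, 0.0, 0.0]]
end [ 582.5 -355.8   70. ] 10.95
```

View pics/s15.png

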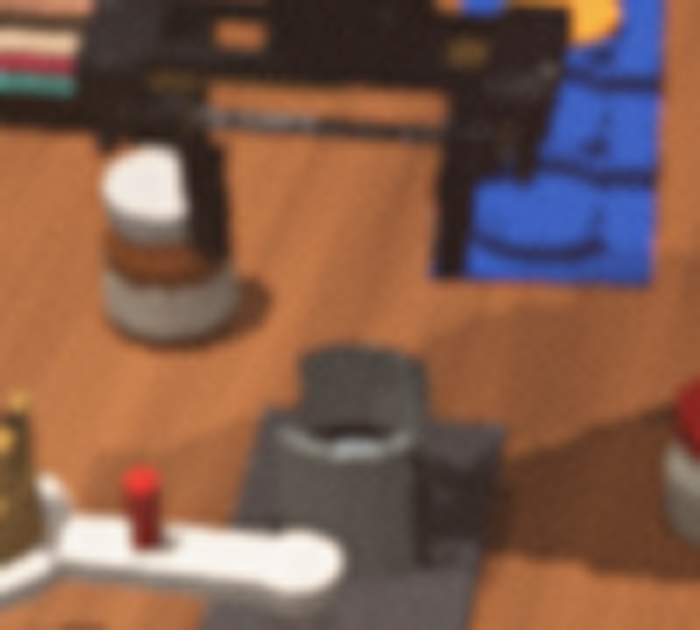

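```bash
python3 - <<'E'
from h import *
plan([(582.4,-355.5,140,11),(582.4,-355.5,70,11)],0.088)
E
```

```text
[[0.088, -0.0037, 0.0008, -0.0329, -0.3], [0.088, -0.0074, 0.0015, -0.0658, -0.7], [0.088, -0.0111, 0.0023, -0.0988, -1.0], [0.088, -0.0148, 0.0031, -0.1317, -1.3], [0.088, -0.0185, 0.0039, -0.1646, -1.6]]
[[0.088, -0.0046, 0.0007, -0.0328, -0.4], [0.088, -0.0093, 0.0015, -0.0656, -0.7], [0.088, -0.0139, 0.0023, -0.0984, -1.0], [0.088, -0.0185, 0.003, -0.1312, -1.4], [0.088, -0.0231, 0.0038, -0.164, -1.7]]
[[0.088, -0.0056, 0.0008, -0.0326, -0.3], [0.088, -0.0112, 0.0016, -0.0653, -0.7], [0.088, -0.0112, 0.0366, -0.0653, -0.7], [0.088, -0.0112, 0.0716, -0.0653, -0.7], [0.088, -0.0112, 0.0716, -0.0653, -0.7]]
[[0.088, -0.0, -0.0, 0.0, 0.0], [0.088, -0.0, -0.0, 0.0, 0.0], [0.088, -0.0, -0.0, 0.0, 0.0], [0.088, -0.0, -0.0, 0.0, 0.0], [0.088, -0.0, -0.0, 0.0, 0.0]]
end [ 582.4 -355.5   70. ] 11.05
```

Request:
arm_command:
  series:
    - [0.088,-0.0035,0.001,-0.033,-0.3]
    - [0.088,-0.0075,0.0015,-0.066,-0.7]
    - [0.088,-0.011,0.002,-0.099,-1.0]
    - [0.088,-0.015,0.003,-0.132,-1.3]
    - [0.088,-0.0185,0.004,-0.1645,-1.6]

```text
t: 21.45
tool_pos: [0.5765, -0.1263, 0.1404]
tool_rot: [0.705, -0.705, -0.051, 0.056]
wrist_force: [1.2, -0.4, 0.1]
grip_width: 0.0879
```

Request:
arm_command:
  series:
    - [0.088,-0.0045,0.001,-0.033,-0.4]
    - [0.088,-0.0095,0.0015,-0.0655,-0.7]
    - [0.088,-0.014,0.002,-0.0985,-1.0]
    - [0.088,-0.0185,0.003,-0.131,-1.4]
    - [0.088,-0.023,0.004,-0.164,-1.7]

```text
t: 21.87
tool_pos: [0.5784, -0.2916, 0.136]
tool_rot: [0.705, -0.704, -0.061, 0.067]
wrist_force: [0.6, 0.3, 0.3]
grip_width: 0.0882
```

Request:
arm_command:
  series:
    - [0.088,-0.0055,0.001,-0.0325,-0.3]
    - [0.088,-0.011,0.0015,-0.0655,-0.7]
    - [0.088,-0.011,0.0365,-0.0655,-0.7]
    - [0.088,-0.011,0.07,-0.0655,-0.7]
    - [0.088,-0.011,0.07,-0.0655,-0.7]

```text
t: 22.28
tool_pos: [0.5742, -0.3557, 0.0595]
tool_rot: [0.706, -0.701, -0.062, 0.075]
wrist_force: [-0.8, 0.4, -0.6]
grip_width: 0.0878
```

```bash
python3 - <<'E'
from h import *
ctrl.get_image("side");ctrl.get_image("side")
p,d=snap("s16","side",(240,120,340,220),6)
go([.5824,-.3555,.009],np.radians(11))
E
```

```text
shift mm [ 2.  59.  -0.5] world d [  1.8  -0.  -59. ]
turn deg 0.14 yaw now 11.14 q7 0.08
t 22.43 tcp [ 0.5806 -0.3555  0.068 ] w 0.088 F [ 1.  -0.3  0.8]
```

View pics/s16.png

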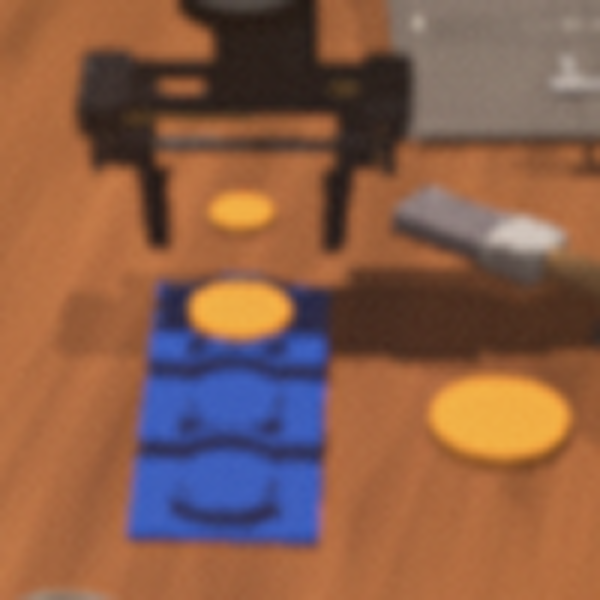

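Request:
arm_command:
  series:
    - [0.088,0.002,0.015,0,0]
    - [0.088,0.002,0.03,0,0]
    - [0.088,0.002,0.04,0,0]
    - [0.088,0.002,0.045,0,0]
    - [0.088,0.002,0.045,0,0]

```text
t: 22.85
tool_pos: [0.5807, -0.3556, 0.0209]
tool_rot: [0.705, -0.703, -0.065, 0.071]
wrist_force: [-0.9, 0.2, -0.5]
grip_width: 0.0882
```

Request:
arm_command:
  series:
    - [0.088,0,0.006,0,0]
    - [0.088,0,0.011,0,0]
    - [0.088,0,0.0145,0,0]
    - [0.088,0,0.0145,0,0]
    - [0.088,0,0.0145,0,0]

```text
t: 23.27
tool_pos: [0.5817, -0.356, 0.0081]
tool_rot: [0.704, -0.703, -0.066, 0.07]
wrist_force: [0.0, -0.4, -0.2]
grip_width: 0.0881
```

```bash
python3 - <<'E'
from h import *
p,d=snap("s17","side",(240,120,340,220),6)
go([.5824,-.3555,.0085],np.radians(11))
E
```

```text
shift mm [ 0.6 -0.2  0.4] world d [0.5 0.5 0.1]
turn deg 0.07 yaw now 11.07 q7 0.04
t 23.32 tcp [ 0.5819 -0.356   0.0084] w 0.088 F [0. 0. 0.]
```

View pics/s17.png

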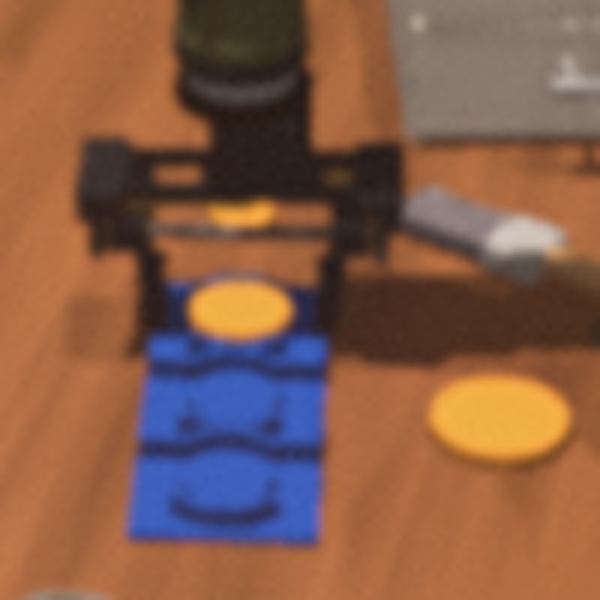

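Request:
arm_command:
  series:
    - [0.06,0.0005,0,0,0]
    - [0.05,0.0005,0,0,0]
    - [0.05,0.0005,0,0,0]
    - [0.05,0.0005,0,0,0]
    - [0.05,0.0005,0,0,0]
  force: 20

```text
t: 23.73
tool_pos: [0.5824, -0.3559, 0.0083]
tool_rot: [0.704, -0.703, -0.066, 0.07]
wrist_force: [0.6, 0.2, 0.9]
grip_width: 0.0592
```

Request:
arm_command:
  series:
    - [0.05,0,0,0,0]
    - [0.05,0,0,0,0]
    - [0.05,0,-0.01,0,0]
    - [0.05,0,-0.03,0,0]
    - [0.05,0,-0.055,0,0]

```text
t: 24.15
tool_pos: [0.5812, -0.3554, 0.0627]
tool_rot: [0.705, -0.703, -0.065, 0.071]
wrist_force: [1.3, -0.1, 0.3]
grip_width: 0.0592
```

```bash
python3 - <<'E'
from h import *
p,d=snap("s18","side",(240,120,340,220),6)
go()
plan([(582,-356,125,None),(574.8,41,125,7.1)],0.05)
E
```

```text
t 24.2 tcp [ 0.5852 -0.3564  0.0692] w 0.0593 F [ 1.1 -0.2  2.8]
[[0.05, -0.0015, -0.0279, 0.0005, -0.0], [0.05, -0.0031, -0.0558, 0.001, -0.0], [0.05, 0.0027, -0.0558, 0.0336, 0.3], [0.05, 0.0084, -0.0558, 0.0662, 0.7], [0.05, 0.0142, -0.0558, 0.0988, 1.0]]
[[0.05, 0.0052, 0.0, 0.0326, 0.3], [0.05, 0.0103, 0.0, 0.0653, 0.6], [0.05, 0.0155, 0.0, 0.098, 1.0], [0.05, 0.0207, 0.0, 0.1307, 1.3], [0.05, 0.0259, 0.0, 0.1634, 1.6]]
[[0.05, 0.0043, 0.0, 0.0328, 0.4], [0.05, 0.0085, 0.0, 0.0656, 0.7], [0.05, 0.0128, 0.0, 0.0984, 1.0], [0.05, 0.0171, 0.0, 0.1312, 1.4], [0.05, 0.0171, 0.0, 0.1312, 1.4]]
[[0.05, -0.0, 0.0, 0.0, -0.0], [0.05, -0.0, 0.0, 0.0, -0.0], [0.05, -0.0, 0.0, 0.0, -0.0], [0.05, -0.0, 0.0, 0.0, -0.0], [0.05, -0.0, 0.0, 0.0, -0.0]]
end [574.8  41.  125. ] 7.05
```

View pics/s18.png

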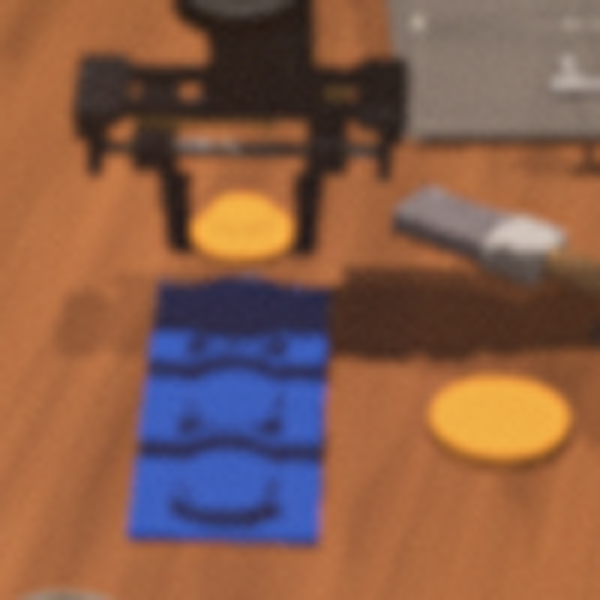

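Request:
arm_command:
  series:
    - [0.05,-0.0015,-0.028,0.0005,0]
    - [0.05,-0.003,-0.056,0.001,0]
    - [0.05,0.0025,-0.056,0.0335,0.3]
    - [0.05,0.0085,-0.056,0.066,0.7]
    - [0.05,0.014,-0.056,0.099,1.0]

```text
t: 24.62
tool_pos: [0.5779, -0.2557, 0.1206]
tool_rot: [0.705, -0.704, -0.06, 0.062]
wrist_force: [0.3, -0.2, -0.8]
grip_width: 0.0592
```

Request:
arm_command:
  series:
    - [0.05,0.005,0,0.0325,0.3]
    - [0.05,0.0105,0,0.0655,0.6]
    - [0.05,0.0155,0,0.098,1.0]
    - [0.05,0.0205,0,0.1305,1.3]
    - [0.05,0.026,0,0.1635,1.6]

```text
t: 25.03
tool_pos: [0.5745, -0.0892, 0.1201]
tool_rot: [0.705, -0.705, -0.05, 0.054]
wrist_force: [0.2, -0.4, 0.0]
grip_width: 0.0591
```

Request:
arm_command:
  series:
    - [0.05,0.0045,0,0.033,0.4]
    - [0.05,0.0085,0,0.0655,0.7]
    - [0.05,0.013,0,0.0985,1.0]
    - [0.05,0.017,0,0.13,1.4]
    - [0.05,0.017,0,0.13,1.4]

```text
t: 25.45
tool_pos: [0.5723, 0.0508, 0.1214]
tool_rot: [0.709, -0.702, -0.047, 0.048]
wrist_force: [-0.6, 1.2, 0.6]
grip_width: 0.0587
```

Request:
arm_command:
  series:
    - [0.05,0,0.01,0,0]
    - [0.05,0,0.02,0,0]
    - [0.05,0,0.03,0,0]
    - [0.05,0,0.035,0,0]
    - [0.05,0,0.035,0,0]

```text
t: 25.87
tool_pos: [0.571, 0.0387, 0.0825]
tool_rot: [-0.706, 0.706, 0.04, -0.046]
wrist_force: [-0.1, 0.2, -0.7]
grip_width: 0.0593
```

```bash
python3 - <<'E'
from meas import *
for i in range(2): ctrl.get_image("side")
p,d=snap("s19","side",(200,170,300,260),7)
im=p[:,:,::-1].copy(); t=tool()[1]
r=hsvmask("side",(12,150,170),(26,255,255),(225,195,280,240),im); print(r[1],r[2],pix2z("side",r[1],t[2]+.0095)*1000)
go([.575,.0399,.062],np.radians(7.1))
E
```

```text
[250.10067114 219.77181208] [241 210  20  19 298] [576.33033707  31.16370965  93.91942709]
shift mm [ 2.9 22.4 -0.5] world d [  2.8  -0.1 -22.4]
turn deg -0.08 yaw now 7.02 q7 -0.73
t 26.02 tcp [0.5722 0.04   0.0844] w 0.059 F [0.1 0.3 0. ]
```

View pics/s19.png

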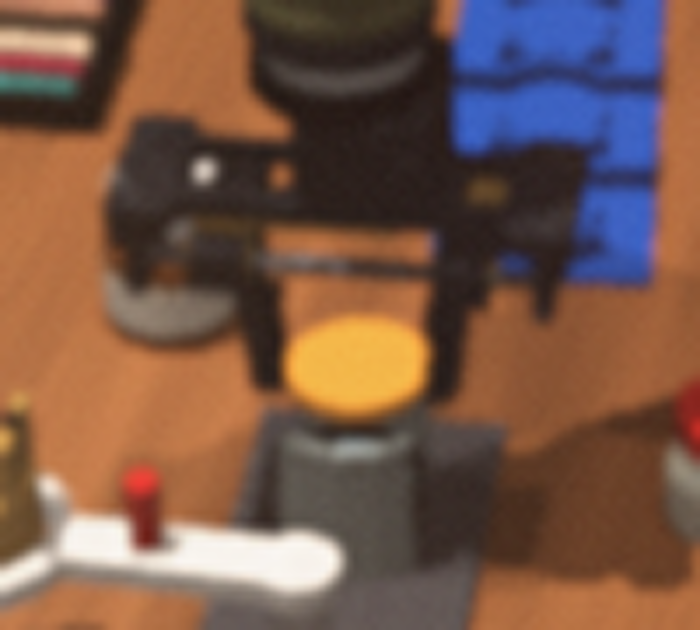

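```bash
python3 - <<'E'
from meas import *
im=cv2.imread("pics/s19.png"); h=cv2.cvtColor(im,cv2.COLOR_BGR2HSV)
m=cv2.inRange(h,(14,150,215),(26,255,255)); m[:300]=0;m[430:]=0
k=max(cv2.findContours(m,0,1)[0],key=cv2.contourArea); e=cv2.fitEllipse(k); print(e,cv2.boundingRect(k))
c=(np.array(e[0])+.5)/7-.5+[200,170]; print(pix2z("side",c,.092)*1000)
t=np.array([.5722,.0404,.0939]); a=np.linspace(0,6.28,80)
P=np.array([(w2pix("side",t+[.03*np.cos(x),.03*np.sin(x),dz])-[200,170]+.5)*7 for x in a for dz in(0,-.008)]); print(P.min(0),P.max(0))
E
```

```text
((356.59625244140625, 362.159912109375), (91.79854583740234, 138.0863494873047), 85.4845962524414) (289, 317, 135, 93)
[573.8814504   35.46461768  92.        ]
[284.65140851 322.49987762] [430.66532968 427.86296321]
```

```bash
python3 - <<'E'
from meas import *
p,d=ctrl.get_image("side"); im=p[:,:,::-1].copy(); C=cloud("side",d); t=tool()[1]; print(t)
h=cv2.cvtColor(im,cv2.COLOR_BGR2HSV); m=cv2.inRange(h,(14,150,205),(26,255,255)).astype(bool); b=np.zeros_like(m); b[208:235,236:266]=m[208:235,236:266]
P=C[b]; P=P[(P[:,2]>.075)&(P[:,2]<.115)]; print(len(P),P.mean(0),np.median(P,0))
A=np.c_[P[:,:2]-P[:,:2].mean(0),np.ones(len(P))]; s,res,_,_=np.linalg.lstsq(A,P[:,2],rcond=None); print("plane",s,np.std(A@s-P[:,2]))
print(np.percentile(P[:,0],[2,98]),np.percentile(P[:,1],[2,98]))
# compare at the lamp plate: known z=.006 ; cap disc etc.
r=C[268:276,246:256].reshape(-1,3); print("plate z",np.median(r,0))
E
```

```text
[0.57235566 0.04025671 0.08468759]
213 [0.5737276  0.0388386  0.09481493] [0.57394857 0.03908763 0.09474874]
plane [-0.0051132   0.00806614  0.09481493] 0.0021717861343678174
[0.54801146 0.59901774] [0.00989341 0.06632641]
plate z [0.54268235 0.15470806 0.00762608]
```

Request:
arm_command:
  series:
    - [0.05,0.0027,0.001,0.0007,0]
    - [0.05,0.0027,0.006,0.0007,0]
    - [0.05,0.0027,0.012,0.0007,0]
    - [0.05,0.0027,0.017,0.0007,0]
    - [0.05,0.0027,0.022,0.0007,0]

```text
t: 26.48
tool_pos: [0.5743, 0.0415, 0.0617]
tool_rot: [0.706, -0.705, -0.042, 0.046]
wrist_force: [0.1, -0.5, 0.7]
grip_width: 0.0589
```

```bash
python3 - <<'E'
from meas import *
ctrl.get_image("side")
p,d=snap("s20","side",(200,170,300,260),7)
go([.575,.0413,.036],np.radians(7.1))
E
```

```text
shift mm [ 1.4 25.3 -0.3] world d [  1.2  -0.1 -25.4]
turn deg -0.01 yaw now 7.09 q7 -0.76
t 26.58 tcp [0.5738 0.0414 0.0614] w 0.059 F [-0.6  0.4 -0. ]
```

View pics/s20.png

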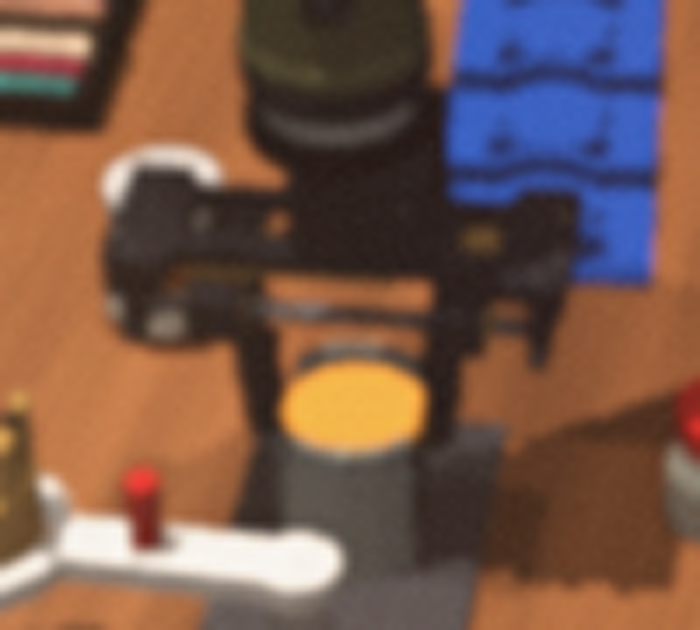

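Request:
arm_command:
  series:
    - [0.05,0.001,0.007,0,0]
    - [0.05,0.001,0.013,0,0]
    - [0.05,0.001,0.019,0,0]
    - [0.05,0.001,0.022,0,0]
    - [0.05,0.001,0.0245,0,0]

```text
t: 27.0
tool_pos: [0.5752, 0.0418, 0.0373]
tool_rot: [0.706, -0.705, -0.042, 0.046]
wrist_force: [0.5, 1.0, 0.6]
grip_width: 0.0593
```

Request:
arm_command:
  series:
    - [0.05,0,0.0005,0,0]
    - [0.05,0,0.001,0,0]
    - [0.05,0,0.002,0,0]
    - [0.05,0,0.002,0,0]
    - [0.05,0,0.002,0,0]

```text
t: 27.42
tool_pos: [0.5756, 0.0418, 0.0362]
tool_rot: [0.706, -0.705, -0.042, 0.045]
wrist_force: [0.3, 0.2, 0.3]
grip_width: 0.0593
```

```bash
python3 - <<'E'
from meas import *
for i in range(3): go(); ctrl.get_image("side")
E
```

```text
t 27.42 tcp [0.5756 0.0418 0.0362] w 0.0593 F [0.3 0.2 0.3]
t 27.47 tcp [0.5756 0.0417 0.0362] w 0.0594 F [ 0.6 -0.   1.6]
t 27.52 tcp [0.5756 0.0418 0.0362] w 0.0592 F [-0.4  1.1  2. ]
```

Request:
arm_command:
  series:
    - [0.05,0,0.0005,0,0]
    - [0.05,0,0.001,0,0]
    - [0.05,0,0.0015,0,0]
    - [0.05,0,0.0015,0,0]
    - [0.05,0,0.0015,0,0]

```text
t: 27.98
tool_pos: [0.5755, 0.0418, 0.0353]
tool_rot: [0.706, -0.706, -0.042, 0.045]
wrist_force: [-0.4, -0.5, 8.2]
grip_width: 0.0592
```

```bash
python3 - <<'E'
from meas import *
for i in range(3): go(); ctrl.get_image("side")
E
```

```text
t 27.98 tcp [0.5755 0.0418 0.0353] w 0.0592 F [-0.4 -0.5  8.2]
t 28.03 tcp [0.5755 0.0418 0.0353] w 0.0589 F [-2.2 -0.1  8.6]
t 28.08 tcp [0.5754 0.0418 0.0353] w 0.0592 F [-1.3  0.3  9. ]
```

Request:
arm_command:
  series:
    - [0.065,0,-0.001,0,0]
    - [0.075,0,-0.001,0,0]
    - [0.08,0,-0.001,0,0]
    - [0.08,0,-0.001,0,0]
    - [0.08,0,-0.001,0,0]

```text
t: 28.55
tool_pos: [0.5752, 0.0416, 0.0352]
tool_rot: [0.706, -0.705, -0.041, 0.046]
wrist_force: [-0.1, 0.1, -0.6]
grip_width: 0.0799
```

Request:
arm_command:
  series:
    - [0.08,0,-0.02,0,0]
    - [0.08,0,-0.05,0,0]
    - [0.08,0,-0.085,0,0]
    - [0.08,0,-0.11,0,0]
    - [0.088,0,-0.11,0,0]

```text
t: 28.97
tool_pos: [0.5789, 0.043, 0.1502]
tool_rot: [0.707, -0.705, -0.045, 0.043]
wrist_force: [-0.3, -0.0, 0.3]
grip_width: 0.0846
```

```bash
python3 - <<'E'
from meas import *
ctrl.get_image("side")
p,d=snap("s21","side",(200,170,320,290),6); im=p[:,:,::-1].copy()
for z in(.012,.010): print(disc("side",(0,0,0),(180,110,255),(270,262,312,300),z,im))
C=cloud("side",d); q=C[255:305,265:320].reshape(-1,3); q=q[(q[:,2]>.009)&(q[:,2]<.016)];print(len(q),np.median(q,0),q.mean(0))
p,d=ctrl.get_image("top"); im=p[:,:,::-1].copy(); cv2.imwrite("pics/t21.png",im)
print(disc("top",(0,0,0),(180,120,255),(180,235,235,285),.012,im))
E
```

```text
(array([427.5, 167.1,  64.3,  72.9]), array([427.4, 167.7]), [278, 272, 23, 19, 277])
(array([427.9, 165.1,  64.4,  73. ]), array([427.9, 165.8]), [278, 272, 23, 19, 277])
138 [0.43095423 0.16590395 0.01222829] [0.42969887 0.16516952 0.01214245]
(array([426.3, 160.7,  64.1,  65.9]), array([425.9, 160.6]), [193, 248, 25, 25, 345])
```

View pics/s21.png

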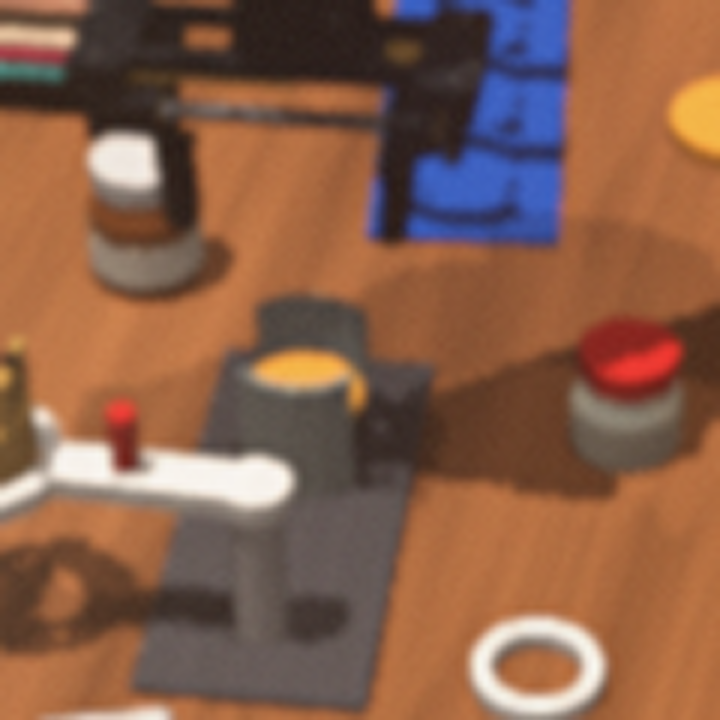

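View pics/t21.png

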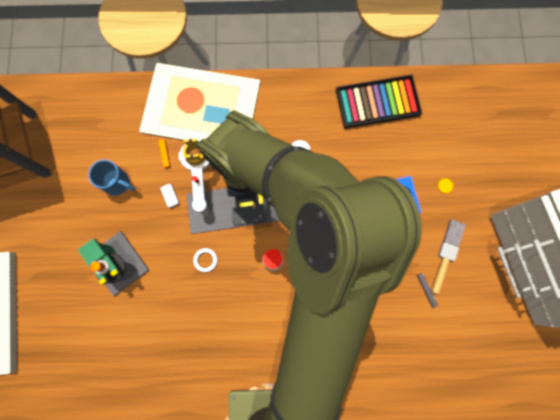

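```bash
python3 - <<'E'
from meas import *
f=lambda p:np.round((w2pix("side",p)-[200,170]+.5)*6-.5)
c=np.array([.5752,.0405,0])
for ang in range(0,360,30):
    a=np.radians(ang); print(ang,[f(c+[.03*np.cos(a),.03*np.sin(a),z]).tolist() for z in(.036,.044)])
p,d=snap("z3","side",(225,200,280,245),12)
C=cloud("side",d); im=p[:,:,::-1].copy(); h=cv2.cvtColor(im,cv2.COLOR_BGR2HSV); m=cv2.inRange(h,(12,150,180),(26,255,255)).astype(bool); b=np.zeros_like(m); b[222:242,238:262]=m[222:242,238:262]
P=C[b]; P=P[(P[:,2]>.02)&(P[:,2]<.09)]; print(len(P),P.mean(0)); A=np.c_[P[:,:2]-P[:,:2].mean(0),np.ones(len(P))]; s=np.linalg.lstsq(A,P[:,2],rcond=None)[0]; print("plane",s,np.std(A@s-P[:,2]))
E
```

```text
0 [[245.0, 396.0], [244.0, 384.0]]
30 [[244.0, 417.0], [243.0, 404.0]]
60 [[259.0, 434.0], [258.0, 422.0]]
90 [[286.0, 444.0], [285.0, 432.0]]
120 [[318.0, 444.0], [318.0, 431.0]]
150 [[346.0, 433.0], [346.0, 421.0]]
180 [[362.0, 415.0], [362.0, 403.0]]
210 [[363.0, 395.0], [362.0, 383.0]]
240 [[347.0, 378.0], [347.0, 365.0]]
270 [[320.0, 368.0], [320.0, 356.0]]
300 [[289.0, 369.0], [289.0, 356.0]]
330 [[262.0, 379.0], [261.0, 366.0]]
53 [0.57872656 0.02114304 0.04420968]
plane [0.02588005 0.09694151 0.04420968] 0.0018083219802472808
```

View pics/z3.png

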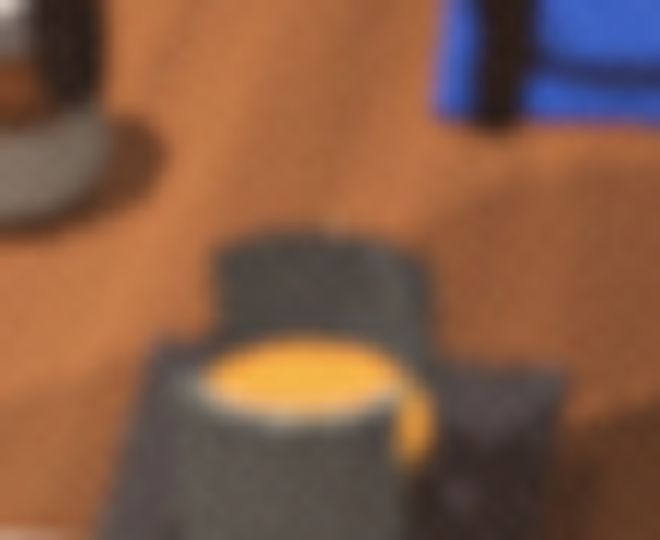

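```bash
python3 - <<'E'
from h import *
plan([(427.6,166.6,120,7.1),(427.6,166.6,50,7.1)],0.088)
E
```

```text
[[0.088, -0.0218, 0.004, 0.0238, -0.0], [0.088, -0.0436, 0.0081, 0.0476, -0.0], [0.088, -0.0655, 0.0121, 0.0714, -0.0], [0.088, -0.0873, 0.0162, 0.0951, -0.0], [0.088, -0.1091, 0.0202, 0.1189, -0.0]]
[[0.088, -0.0218, 0.004, 0.0238, -0.0], [0.088, -0.0218, 0.039, 0.0238, -0.0], [0.088, -0.0218, 0.074, 0.0238, -0.0], [0.088, -0.0218, 0.074, 0.0238, -0.0], [0.088, -0.0218, 0.074, 0.0238, -0.0]]
end [427.6 166.6  50. ] 7.08
```

Request:
arm_command:
  series:
    - [0.088,-0.022,0.004,0.024,0]
    - [0.088,-0.0435,0.008,0.0475,0]
    - [0.088,-0.0655,0.012,0.0715,0]
    - [0.088,-0.0875,0.016,0.095,0]
    - [0.088,-0.109,0.02,0.119,0]

```text
t: 29.58
tool_pos: [0.4508, 0.1463, 0.1248]
tool_rot: [0.706, -0.706, -0.04, 0.046]
wrist_force: [-0.3, 0.8, -0.2]
grip_width: 0.0879
```

Request:
arm_command:
  series:
    - [0.088,-0.022,0.004,0.024,0]
    - [0.088,-0.022,0.03,0.024,0]
    - [0.088,-0.022,0.06,0.024,0]
    - [0.088,-0.022,0.074,0.024,0]
    - [0.088,-0.022,0.074,0.024,0]

```text
t: 30.0
tool_pos: [0.4253, 0.1667, 0.0491]
tool_rot: [-0.705, 0.707, 0.04, -0.049]
wrist_force: [0.3, 0.2, 0.3]
grip_width: 0.0883
```

```bash
python3 - <<'E'
from h import *
ctrl.get_image("side");ctrl.get_image("side")
p,d=snap("s22","side",(240,200,340,310),6)
go([.4276,.1666,.0045],np.radians(7.1)); print(ctrl.observe()["joint_positions"])
E
```

```text
shift mm [ 0.3 47.8 -0.8] world d [  0.1  -0.8 -47.8]
turn deg -0.02 yaw now 7.08 q7 -1.35
t 30.15 tcp [0.4275 0.1674 0.0523] w 0.0877 F [ 0.2 -0.3  0.1]
[-0.29662902  0.85139624 -0.28364412  2.17917999  0.99807073  0.24938985
 -1.34779525]
```

View pics/s22.png

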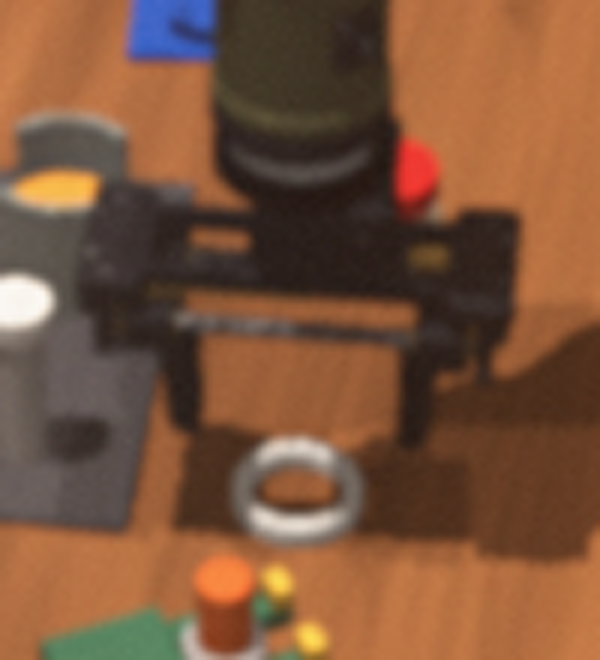

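Request:
arm_command:
  series:
    - [0.088,0,0.012,-0.0008,0]
    - [0.088,0,0.024,-0.0008,0]
    - [0.088,0,0.033,-0.0008,0]
    - [0.088,0,0.037,-0.0008,0]
    - [0.088,0,0.037,-0.0008,0]

```text
t: 30.57
tool_pos: [0.4279, 0.1668, 0.0154]
tool_rot: [0.706, -0.705, -0.042, 0.045]
wrist_force: [0.7, -0.1, 0.5]
grip_width: 0.0881
```

Request:
arm_command:
  series:
    - [0.088,0,0.004,0,0]
    - [0.088,0,0.008,0,0]
    - [0.088,0,0.01,0,0]
    - [0.088,0,0.01,0,0]
    - [0.088,0,0.01,0,0]

```text
t: 30.98
tool_pos: [0.4281, 0.1668, 0.006]
tool_rot: [0.706, -0.705, -0.042, 0.045]
wrist_force: [-0.3, 0.3, 0.5]
grip_width: 0.088
```

```bash
python3 - <<'E'
from h import *
ctrl.get_image("side")
p,d=snap("s23","side",(240,200,340,310),6)
go([.4276,.1666,.0045],np.radians(7.1)); print(ctrl.observe()["joint_positions"])
E
```

```text
shift mm [-0.5  1.4 -0.1] world d [-0.5 -0.2 -1.4]
turn deg -0.06 yaw now 7.04 q7 -1.66
t 31.08 tcp [0.4281 0.1668 0.0059] w 0.088 F [-0.5 -0.6  0.1]
[-0.43031484  0.94330917 -0.06291242  2.19023112  1.3113736   0.04922848
 -1.65572774]
```

View pics/s23.png

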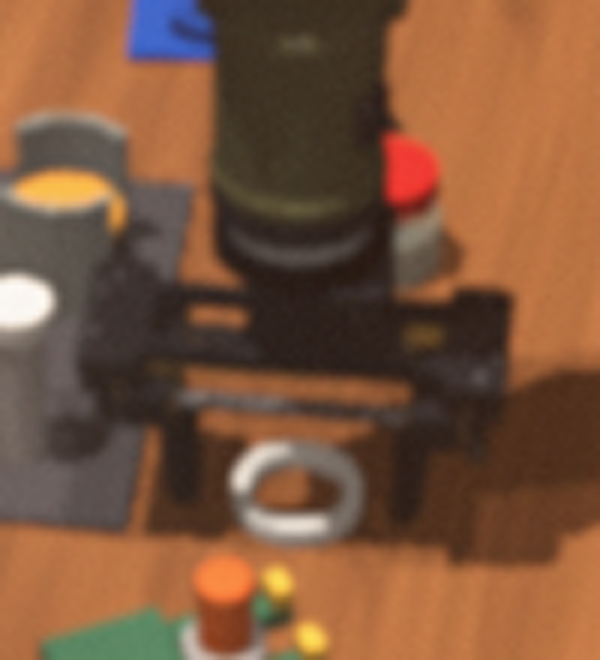

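Request:
arm_command:
  series:
    - [0.06,0,0,0,0]
    - [0.05,0,0,0,0]
    - [0.05,0,0,0,0]
    - [0.05,0,0,0,0]
    - [0.05,0,0,0,0]

```text
t: 31.5
tool_pos: [0.4277, 0.1667, 0.0054]
tool_rot: [0.706, -0.705, -0.042, 0.046]
wrist_force: [-1.5, 0.1, -0.1]
grip_width: 0.0594
```

Request:
arm_command:
  series:
    - [0.05,0,0,0,0]
    - [0.05,0,0,0,0]
    - [0.05,0,-0.008,0,0]
    - [0.05,0,-0.02,0,0]
    - [0.05,0,-0.035,0,0]

```text
t: 31.92
tool_pos: [0.4273, 0.1663, 0.0403]
tool_rot: [-0.706, 0.706, 0.041, -0.046]
wrist_force: [0.0, -0.2, -1.3]
grip_width: 0.0594
```

```bash
python3 - <<'E'
from h import *
p,d=snap("s24","side",(240,200,340,310),6)
go(); print(ctrl.observe()["joint_positions"][5])
plan([(428,167,125,None),(575.2,41.2,125,7.1),(575.2,41.2,86,7.1)],0.05)
E
```

```text
t 31.97 tcp [0.4283 0.1664 0.0425] w 0.0598 F [-0.5 -0.9  1.6]
0.2665310744302967
[[0.05, -0.0001, -0.0275, 0.0002, -0.0], [0.05, -0.0002, -0.055, 0.0004, -0.0], [0.05, -0.0002, -0.0825, 0.0006, -0.0], [0.05, 0.0216, -0.0825, -0.0232, -0.0], [0.05, 0.0433, -0.0825, -0.047, -0.0]]
[[0.05, 0.0218, 0.0, -0.0238, -0.0], [0.05, 0.0436, 0.0, -0.0476, -0.0], [0.05, 0.0654, 0.0, -0.0714, -0.1], [0.05, 0.0872, 0.0, -0.0952, -0.1], [0.05, 0.0872, 0.0195, -0.0952, -0.1]]
[[0.05, -0.0, 0.0195, -0.0, 0.0], [0.05, -0.0, 0.0195, -0.0, 0.0], [0.05, -0.0, 0.0195, -0.0, 0.0], [0.05, -0.0, 0.0195, -0.0, 0.0], [0.05, -0.0, 0.0195, -0.0, 0.0]]
end [575.2  41.3  86. ] 7.13
```

View pics/s24.png

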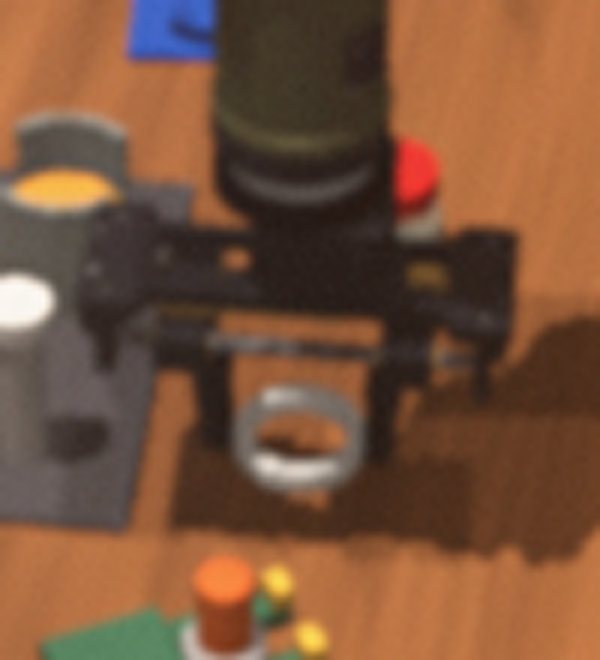

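Spacer held. Carry it to the barrel.

Request:
arm_command:
  series:
    - [0.05,0,-0.0275,0,0]
    - [0.05,0,-0.055,0,0]
    - [0.05,0,-0.0825,0.0005,0]
    - [0.05,0.0215,-0.0825,-0.023,0]
    - [0.05,0.0435,-0.0825,-0.047,0]

```text
t: 32.38
tool_pos: [0.4781, 0.1266, 0.124]
tool_rot: [0.707, -0.705, -0.044, 0.046]
wrist_force: [1.8, -0.1, 0.0]
grip_width: 0.0591
```

Request:
arm_command:
  series:
    - [0.05,0.022,0,-0.024,0]
    - [0.05,0.0435,0,-0.0475,0]
    - [0.05,0.0655,0,-0.0715,0]
    - [0.05,0.087,0,-0.095,0]
    - [0.05,0.087,0.015,-0.095,0]

```text
t: 32.8
tool_pos: [0.5821, 0.0351, 0.1074]
tool_rot: [-0.705, 0.707, 0.041, -0.039]
wrist_force: [1.2, -0.6, -1.4]
grip_width: 0.0593
```

Request:
arm_command:
  series:
    - [0.05,0,0.01,0,0]
    - [0.05,0,0.02,0,0]
    - [0.05,0,0.023,0,0]
    - [0.05,0,0.023,0,0]
    - [0.05,0,0.023,0,0]

```text
t: 33.22
tool_pos: [0.5745, 0.043, 0.084]
tool_rot: [0.706, -0.705, -0.042, 0.047]
wrist_force: [-0.2, 0.6, -0.2]
grip_width: 0.0592
```

```bash
python3 - <<'E'
from meas import *
ctrl.get_image("side")
p,d=snap("s25","side",(200,170,300,260),7)
go([.5752,.0412,.066],np.radians(7.1))
C=cloud("side",d); t=tool()[1]
q=C[205:240,230:270].reshape(-1,3); q=q[(abs(q[:,2]-(t[2]+.006))<.006)&(np.hypot(q[:,0]-t[0],q[:,1]-t[1])<.036)]; print(len(q),q.mean(0),np.percentile(q,[3,97],axis=0)[:,:2].mean(0))
A=np.c_[q[:,:2]-q[:,:2].mean(0),np.ones(len(q))]; print(np.linalg.lstsq(A,q[:,2],rcond=None)[0])
E
```

```text
shift mm [-0.1 18.6 -1.5] world d [  0.   -1.5 -18.6]
turn deg 0.05 yaw now 7.15 q7 -0.78
t 33.32 tcp [0.5752 0.0427 0.0846] w 0.0593 F [ 0.2 -0.6  0.1]
163 [0.57605891 0.0423081  0.08995687] [0.5745215  0.04070469]
[-0.00444094  0.01066656  0.08995687]
```

View pics/s25.png

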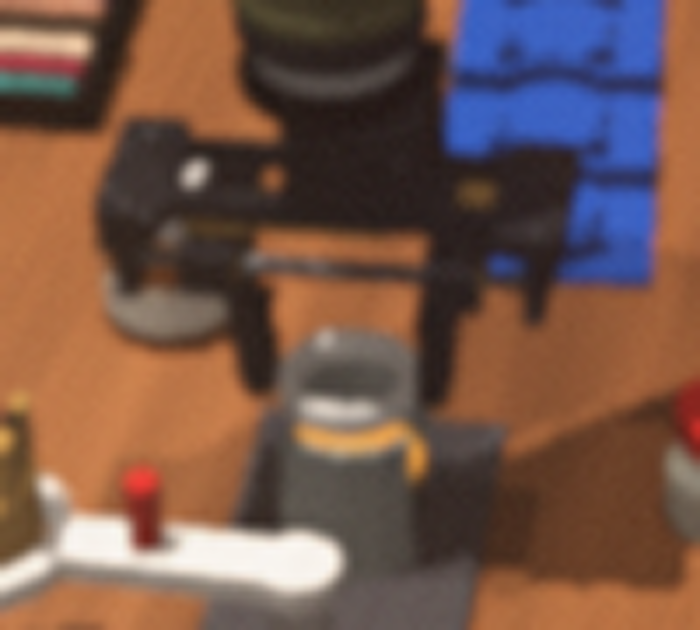

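Request:
arm_command:
  series:
    - [0.05,0,0.001,-0.0015,0]
    - [0.05,0,0.006,-0.0015,0]
    - [0.05,0,0.012,-0.0015,0]
    - [0.05,0,0.016,-0.0015,0]
    - [0.05,0,0.019,-0.0015,0]

```text
t: 33.73
tool_pos: [0.5748, 0.0401, 0.0641]
tool_rot: [0.706, -0.705, -0.041, 0.046]
wrist_force: [-0.2, -0.6, -0.4]
grip_width: 0.0594
```

```bash
python3 - <<'E'
from meas import *
ctrl.get_image("side")
p,d=snap("s26","side",(200,170,300,260),7)
go([.5752,.0412,.051],np.radians(7.1))
E
```

```text
shift mm [ 0.6 13.2  0.9] world d [  0.4   1.  -13.2]
turn deg -0.02 yaw now 7.08 q7 -0.8
t 33.83 tcp [0.5748 0.0402 0.0642] w 0.0595 F [ 0.6 -0.1 -0.8]
```

View pics/s26.png

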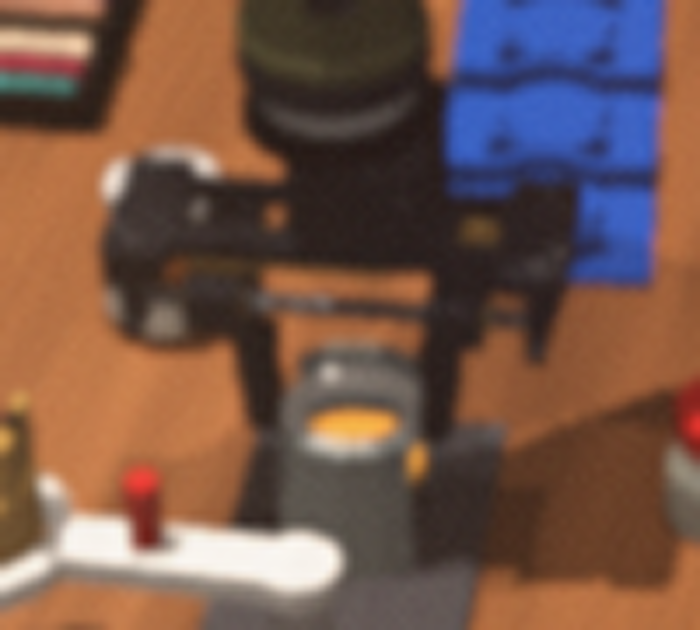

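Request:
arm_command:
  series:
    - [0.05,0.0003,0.004,0.0005,0]
    - [0.05,0.0003,0.008,0.0005,0]
    - [0.05,0.0003,0.011,0.0005,0]
    - [0.05,0.0003,0.013,0.0005,0]
    - [0.05,0.0003,0.013,0.0005,0]

```text
t: 34.25
tool_pos: [0.5751, 0.0408, 0.0514]
tool_rot: [0.706, -0.705, -0.041, 0.046]
wrist_force: [-0.3, 0.3, -1.3]
grip_width: 0.0592
```

Request:
arm_command:
  series:
    - [0.05,0,0.0005,0,0]
    - [0.05,0,0.001,0,0]
    - [0.05,0,0.0015,0,0]
    - [0.05,0,0.0015,0,0]
    - [0.05,0,0.0015,0,0]

```text
t: 34.67
tool_pos: [0.5754, 0.0409, 0.0506]
tool_rot: [0.706, -0.705, -0.042, 0.046]
wrist_force: [0.5, 0.4, -0.6]
grip_width: 0.0594
```

```bash
python3 - <<'E'
from meas import *
for i in range(3): go(); ctrl.get_image("side")
E
```

```text
t 34.67 tcp [0.5754 0.0409 0.0506] w 0.0594 F [ 0.5  0.4 -0.6]
t 34.72 tcp [0.5754 0.0409 0.0506] w 0.0589 F [ 0.9  0.3 -0.6]
t 34.77 tcp [0.5754 0.0409 0.0506] w 0.0594 F [-0.1 -0.8 -0.4]
```

Request:
arm_command:
  series:
    - [0.05,0,0.0005,0,0]
    - [0.05,0,0.001,0,0]
    - [0.05,0,0.0015,0,0]
    - [0.05,0,0.0015,0,0]
    - [0.05,0,0.0015,0,0]

```text
t: 35.23
tool_pos: [0.5754, 0.0409, 0.0494]
tool_rot: [0.706, -0.706, -0.042, 0.045]
wrist_force: [-0.7, -0.4, 4.8]
grip_width: 0.0595
```

```bash
python3 - <<'E'
from meas import *
for i in range(3): go(); ctrl.get_image("side")
E
```

```text
t 35.23 tcp [0.5754 0.0409 0.0494] w 0.0595 F [-0.7 -0.4  4.8]
t 35.28 tcp [0.5755 0.0409 0.0494] w 0.0596 F [-2.  -1.   5.3]
t 35.33 tcp [0.5754 0.0409 0.0494] w 0.0594 F [-1.2 -0.1  5.7]
```

Request:
arm_command:
  series:
    - [0.065,0,-0.0015,0,0]
    - [0.075,0,-0.0015,0,0]
    - [0.08,0,-0.0015,0,0]
    - [0.08,0,-0.0015,0,0]
    - [0.08,0,-0.0015,0,0]

```text
t: 35.8
tool_pos: [0.5753, 0.0408, 0.0503]
tool_rot: [0.706, -0.705, -0.042, 0.046]
wrist_force: [-0.1, -0.6, 0.5]
grip_width: 0.0798
```

Request:
arm_command:
  series:
    - [0.08,0,-0.02,0,0]
    - [0.08,0,-0.05,0,0]
    - [0.08,0,-0.085,0,0]
    - [0.07,0,-0.12,0,0]
    - [0.06,0,-0.14,0,0]

```text
t: 36.22
tool_pos: [0.5773, 0.0417, 0.1939]
tool_rot: [0.707, -0.705, -0.043, 0.044]
wrist_force: [0.7, 0.2, -0.2]
grip_width: 0.0688
```

```bash
python3 - <<'E'
from meas import *
ctrl.get_image("side")
p,d=snap("s27","side",(175,200,295,290),6.5); im=p[:,:,::-1].copy()
r=hsvmask("side",(0,150,120),(8,255,255),(205,225,235,260),im); print(r[1],r[2]); ys,xs=np.nonzero(r[0]); print(ys.min(),ys.max())
print("peg centre z~.115", pix2z("side",r[1],.115)*1000)
C=cloud("side",d); P=C[r[0]]; print(np.median(P,0)*1000)
for th in(84,87,90):
    a=np.radians(-82.9+th); c=np.array([.5591,.1693,.115])+.06*np.array([np.cos(a),np.sin(a),0]); print(th,c,w2pix("side",c))
go()
E
```

```text
[219.66666667 239.61904762] [217 236   6   9  42]
236 244
peg centre z~.115 [623.43650266 160.94541093 115.        ]
[619.26319753 171.58127273 124.78415627]
84 [0.61908894 0.17045185 0.115     ] [220.04898736 242.08074019]
87 [0.61894645 0.17358985 0.115     ] [219.7199857  242.82311023]
90 [0.61863992 0.17671609 0.115     ] [219.44926309 243.57496156]
t 36.32 tcp [0.5784 0.0419 0.1942] w 0.0611 F [ 0.8  0.9 -0.9]
```

View pics/s27.png

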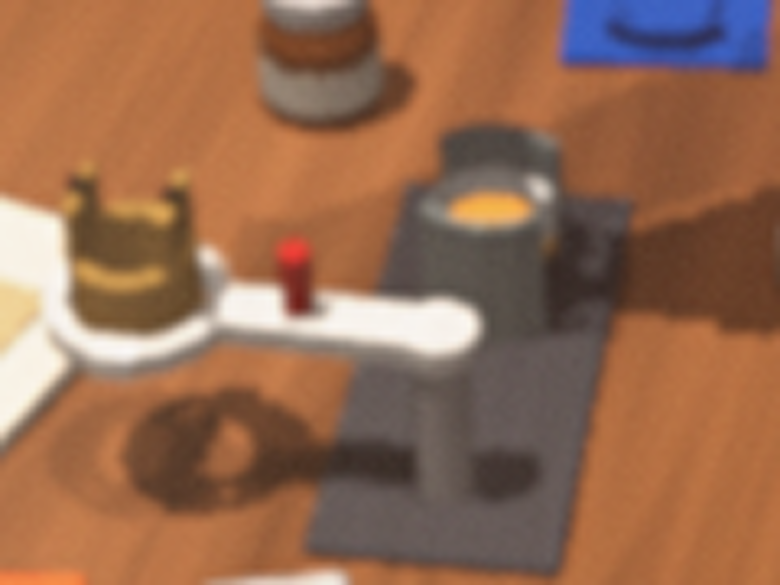

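```bash
python3 - <<'E'
from meas import *
f=lambda x,y:[(x+.5)/6.5-.5+175,(y+.5)/6.5-.5+200]
print(pix2z("side",f(294,252),.13)*1000, pix2z("side",f(441,325),.096)*1000)
# top cam of same from tfull8
print(pix2z("top",[193.4,179],.13)*1000,pix2z("top",[198.6,203.9],.096)*1000)
plan([(619,174,200,94),(619,174,150,94)],0.05)
E
```

```text
[618.05963725 172.55285717 130.        ] [558.7690922  164.32999931  96.        ]
[613.07049544 170.40780268 130.        ] [557.98882483 163.31013076  96.        ]
[[0.05, 0.004, -0.0004, 0.009, -6.2], [0.05, 0.0081, -0.0008, 0.018, -12.4], [0.05, 0.0121, -0.0012, 0.027, -18.6], [0.05, 0.0161, -0.0017, 0.036, -24.8], [0.05, 0.0202, -0.0021, 0.0451, -31.1]]
[[0.05, 0.0081, -0.0004, 0.0056, -6.2], [0.05, 0.0162, -0.0008, 0.0112, -12.4], [0.05, 0.0243, -0.0012, 0.0169, -18.6], [0.05, 0.0324, -0.0016, 0.0225, -24.8], [0.05, 0.0405, -0.0021, 0.0281, -31.0]]
[[0.05, 0.0099, -0.0004, 0.0007, -6.2], [0.05, 0.0197, -0.0008, 0.0013, -12.4], [0.05, 0.0296, -0.0012, 0.002, -18.6], [0.05, 0.0394, -0.0016, 0.0026, -24.8], [0.05, 0.0394, 0.0234, 0.0026, -24.8]]
[[0.05, 0.0, 0.025, -0.0, -0.0], [0.05, 0.0, 0.025, -0.0, -0.0], [0.05, 0.0, 0.025, -0.0, -0.0], [0.05, 0.0, 0.025, -0.0, -0.0], [0.05, 0.0, 0.025, -0.0, -0.0]]
end [619. 174. 150.] 93.96
```

Request:
arm_command:
  series:
    - [0.05,0.004,0,0.009,-6.2]
    - [0.05,0.008,-0.001,0.018,-12.4]
    - [0.05,0.012,-0.001,0.027,-18.6]
    - [0.05,0.016,-0.0015,0.036,-24.8]
    - [0.05,0.02,-0.002,0.045,-31]
  force: 30

```text
t: 36.73
tool_pos: [0.5899, 0.0879, 0.191]
tool_rot: [0.669, -0.667, -0.23, 0.235]
wrist_force: [0.5, -0.4, 0.0]
grip_width: 0.0503
```

Request:
arm_command:
  series:
    - [0.05,0.008,0,0.0055,-6.2]
    - [0.05,0.016,-0.001,0.011,-12.4]
    - [0.05,0.0245,-0.001,0.017,-18.6]
    - [0.05,0.0325,-0.0015,0.0225,-24.8]
    - [0.05,0.0405,-0.002,0.028,-31]

```text
t: 37.15
tool_pos: [0.6046, 0.1349, 0.1927]
tool_rot: [0.583, -0.58, -0.4, 0.405]
wrist_force: [-0.1, -0.5, -0.4]
grip_width: 0.0503
```

Request:
arm_command:
  series:
    - [0.05,0.0095,0,0.0005,-6.2]
    - [0.05,0.019,-0.001,0.001,-12.4]
    - [0.05,0.0285,-0.001,0.0015,-18.6]
    - [0.05,0.038,-0.0015,0.002,-24.8]
    - [0.05,0.038,0.02,0.002,-24.8]

```text
t: 37.57
tool_pos: [0.618, 0.1751, 0.1763]
tool_rot: [-0.483, 0.479, 0.519, -0.517]
wrist_force: [1.3, 0.8, -0.1]
grip_width: 0.0499
```

Request:
arm_command:
  series:
    - [0.05,0,0.02,0,0]
    - [0.05,0,0.03,0,0]
    - [0.05,0,0.03,0,0]
    - [0.05,0,0.03,0,0]
    - [0.05,0,0.03,0,0]

```text
t: 37.98
tool_pos: [0.6168, 0.1716, 0.145]
tool_rot: [0.484, -0.481, -0.516, 0.517]
wrist_force: [0.1, 0.4, 1.4]
grip_width: 0.05
```

```bash
python3 - <<'E'
from meas import *
ctrl.get_image("side")
p,d=snap("s28","side",(175,180,295,290),6.5)
go([.6183,.1728,.104],np.radians(94)); print(ctrl.observe()["joint_positions"])
E
```

```text
shift mm [ 1.  41.5 -1.5] world d [  1.3   1.2 -41.5]
turn deg -0.13 yaw now 93.87 q7 0.52
t 38.08 tcp [0.617  0.1716 0.1455] w 0.0496 F [ 0.2  0.4 -0.2]
[ 0.15912798  1.02743545 -1.05055932  1.57038434  0.95783419  1.13178222
  0.51692302]
```

View pics/s28.png

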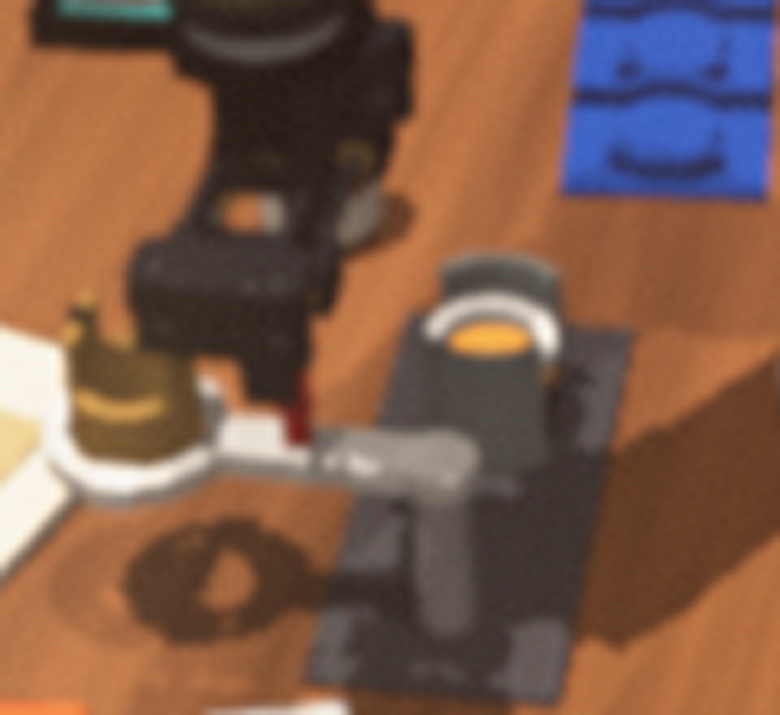

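Request:
arm_command:
  series:
    - [0.05,0.001,0.01,-0.0015,0]
    - [0.05,0.001,0.02,-0.0015,0]
    - [0.05,0.001,0.03,-0.0015,0]
    - [0.05,0.001,0.038,-0.0015,0]
    - [0.05,0.001,0.04,-0.0015,0]

```text
t: 38.5
tool_pos: [0.6167, 0.1714, 0.1019]
tool_rot: [0.485, -0.481, -0.514, 0.519]
wrist_force: [0.0, -0.3, -0.4]
grip_width: 0.0501
```

Request:
arm_command:
  series:
    - [0.05,0,0,0,0]
    - [0.03,0,0,0,0]
    - [0.0,0,0,0,0]
    - [0.0,0,0,0,0]
    - [0.0,0,0,0,0]

```text
t: 38.92
tool_pos: [0.618, 0.1724, 0.1048]
tool_rot: [0.484, -0.481, -0.516, 0.518]
wrist_force: [0.8, 0.0, -0.1]
grip_width: 0.0253
```

Request:
arm_command:
  series:
    - [0.0,0,0,0,0]
    - [0.0,0,0,0,0]
    - [0.0,0,0,0,0]
    - [0.0,0,0,0,0]
    - [0.0,0,0,0,0]

```text
t: 39.33
tool_pos: [0.6181, 0.1713, 0.1045]
tool_rot: [0.484, -0.482, -0.515, 0.518]
wrist_force: [0.2, -4.1, 3.9]
grip_width: 0.013
```

```bash
python3 - <<'E'
from meas import *
p,d=snap("s29","side",(175,180,295,290),6.5)
go([.6183,.1728,.104],np.radians(94))
E
```

```text
shift mm [ 1.4  0.6 -0.3] world d [ 0.2  1.4 -0.6]
turn deg -0.16 yaw now 93.84 q7 0.48
t 39.38 tcp [0.6181 0.1714 0.1046] w 0.0135 F [-0.8 -3.6  3.6]
```

View pics/s29.png

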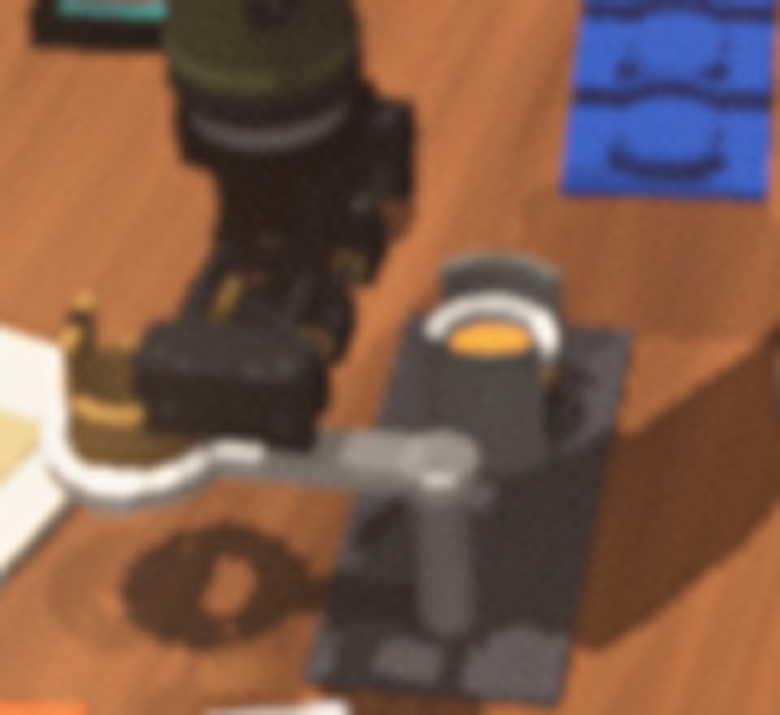

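```bash
python3 - <<'E'
from h import *
c=np.array([559.1,169.3]); w=[]
for k in range(1,15):
    an=2-6*k; a=np.radians(an); w.append((*(c+59.2*np.array([np.cos(a),np.sin(a)])),104.5,an+91.8))
a=np.radians(-85.2); w.append((*(c+59.2*np.array([np.cos(a),np.sin(a)])),104.5,-83+91.8))
plan(w,0.0,0,step=100,tstep=100)
E
```

```text
[[0.0, -0.0063, 0.0001, 0.0003, 6.0], [0.0, -0.0123, 0.0001, 0.0015, 12.0], [0.0, -0.0183, 0.0001, 0.0033, 18.0], [0.0, -0.024, 0.0001, 0.0057, 24.0], [0.0, -0.0294, 0.0001, 0.0087, 30.0]]
[[0.0, -0.0062, -0.0, 0.0005, 6.0], [0.0, -0.0123, -0.0, 0.0017, 12.0], [0.0, -0.0182, -0.0, 0.0035, 18.0], [0.0, -0.0239, -0.0, 0.0059, 24.0], [0.0, -0.0293, -0.0, 0.0089, 30.0]]
[[0.0, -0.0062, -0.0, 0.0005, 6.0], [0.0, -0.0123, -0.0, 0.0016, 12.0], [0.0, -0.0182, -0.0, 0.0034, 18.0], [0.0, -0.0239, -0.0, 0.0058, 24.0], [0.0, -0.0268, -0.0, 0.0074, 25.0]]
end [564.1 110.4 104.5] 8.84
```

Request:
arm_command:
  series:
    - [0.0,-0.0063,0,0.0003,6]
    - [0.0,-0.0123,0,0.0015,12]
    - [0.0,-0.0183,0,0.0033,18]
    - [0.0,-0.024,0,0.0057,24]
    - [0.0,-0.0294,0,0.0087,30]
  force: 20

```text
t: 39.8
tool_pos: [0.6141, 0.1435, 0.1046]
tool_rot: [0.602, -0.6, -0.373, 0.371]
wrist_force: [7.6, 0.4, -3.0]
grip_width: 0.0133
```

```bash
python3 - <<'E'
from meas import *
p,d=snap("s30","side",(175,180,295,290),6.5)
go()
E
```

```text
t 39.85 tcp [0.6134 0.1417 0.1046] w 0.0134 F [ 5.1 -0.8 -0.3]
```

View pics/s30.png

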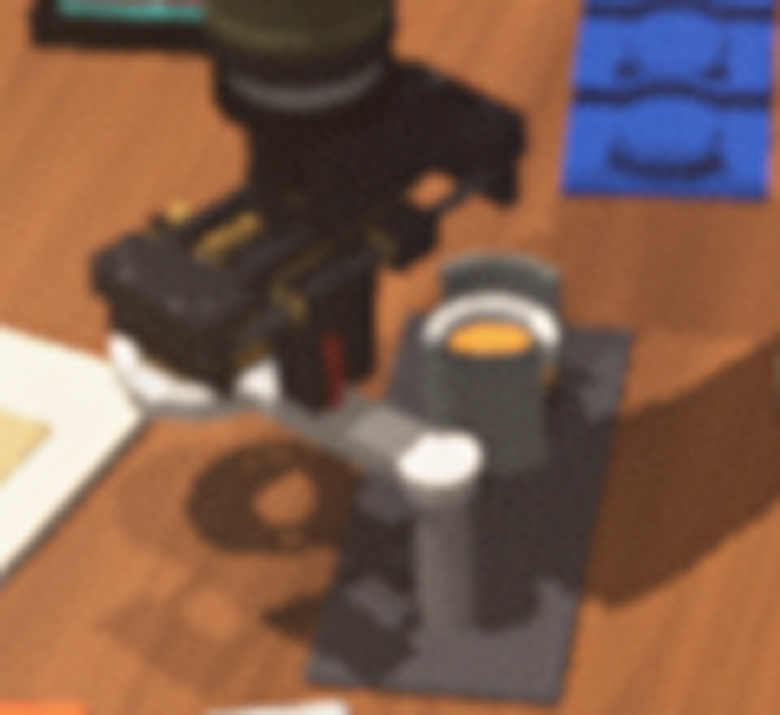

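Request:
arm_command:
  series:
    - [0.0,-0.0062,0,0.0005,6]
    - [0.0,-0.0123,0,0.0017,12]
    - [0.0,-0.0182,0,0.0035,18]
    - [0.0,-0.0239,0,0.0059,24]
    - [0.0,-0.0293,0,0.0089,30]

```text
t: 40.27
tool_pos: [0.5947, 0.1179, 0.1046]
tool_rot: [-0.677, 0.678, 0.204, -0.202]
wrist_force: [10.0, -5.6, -2.7]
grip_width: 0.0132
```

```bash
python3 - <<'E'
from h import *
go()
c=np.array([559.1,169.3]); w=[]
for an in(-64,-70,-76,-82,-85.2):
    a=np.radians(an); w.append((*(c+59.2*np.array([np.cos(a),np.sin(a)])),104.5,max(an,-83)+91.8))
plan(w,0.0,0,step=100,tstep=100)
E
```

```text
t 40.27 tcp [0.5947 0.1179 0.1046] w 0.0132 F [10.  -5.6 -2.7]
[[0.0, -0.009, 0.0001, 0.0038, 5.6], [0.0, -0.0151, 0.0001, 0.0049, 11.6], [0.0, -0.021, 0.0001, 0.0067, 17.6], [0.0, -0.0268, 0.0001, 0.009, 23.6], [0.0, -0.0297, 0.0001, 0.0105, 24.6]]
end [564.1 110.3 104.5] 8.79
```

Request:
arm_command:
  series:
    - [0.0,-0.008,0,0.001,5.6]
    - [0.0,-0.0145,0,0.002,11.6]
    - [0.0,-0.0205,0,0.004,17.6]
    - [0.0,-0.0265,0,0.006,23.6]
    - [0.0,-0.0297,0,0.0075,24.6]

```text
t: 40.68
tool_pos: [0.5661, 0.1064, 0.1047]
tool_rot: [-0.704, 0.706, 0.055, -0.053]
wrist_force: [18.2, -5.6, -11.7]
grip_width: 0.0134
```

```bash
python3 - <<'E'
from h import *
go(); ctrl.get_image("side"); ctrl.get_image("side"); p,d=snap("s31","side",(175,160,295,280),6.5)
p,d=snap("t31","top",(150,120,330,260),4)
go(None,.1239)
E
```

```text
t 40.68 tcp [0.5661 0.1064 0.1047] w 0.0134 F [ 18.2  -5.6 -11.7]
turn deg 1.91 yaw now 9.01 q7 -0.88
t 40.88 tcp [0.5662 0.1063 0.1046] w 0.0134 F [ 9.8 -6.9 -2.6]
```

View pics/s31.png

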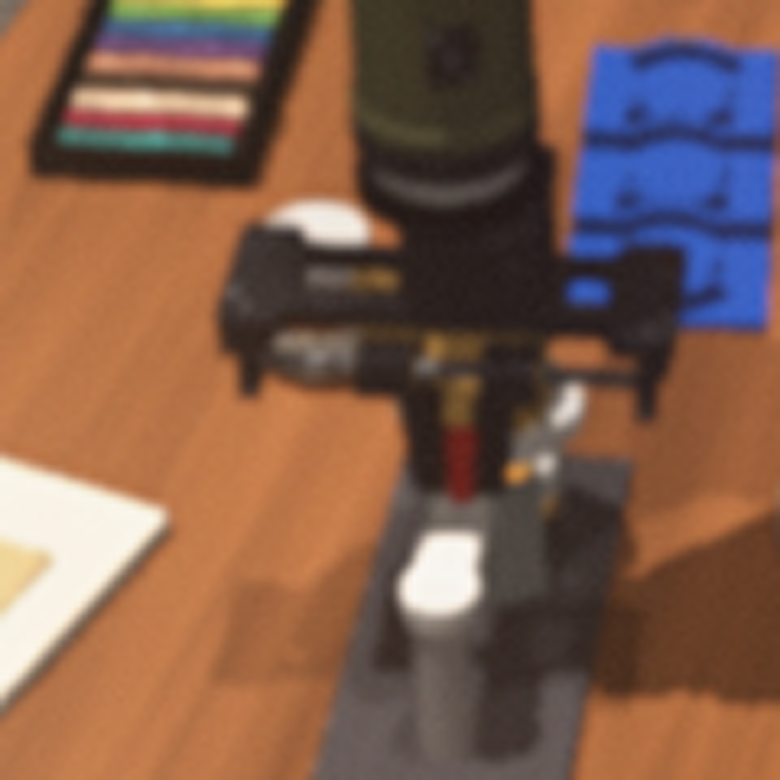

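Request:
arm_command:
  series:
    - [0.0,-0.001,0,0,1]
    - [0.0,-0.002,0,0.001,1.5]
    - [0.0,-0.002,0,0.001,1.5]
    - [0.0,-0.002,0,0.001,1.5]
    - [0.0,-0.002,0,0.001,1.5]

```text
t: 41.3
tool_pos: [0.5661, 0.1064, 0.1046]
tool_rot: [-0.705, 0.707, 0.048, -0.044]
wrist_force: [15.1, -8.7, -6.4]
grip_width: 0.0135
```

```bash
python3 - <<'E'
from h import *
go(None,.1239); ctrl.get_image("side");go()
E
```

```text
turn deg 0.37 yaw now 7.47 q7 -0.9
t 41.3 tcp [0.5661 0.1064 0.1046] w 0.0135 F [15.1 -8.7 -6.4]
t 41.35 tcp [0.5661 0.1064 0.1046] w 0.0132 F [15.  -7.6 -7.1]
```

Request:
arm_command:
  series:
    - [0.03,0,0,0,0]
    - [0.05,0,0,0,0]
    - [0.05,0,0,0,0]
    - [0.05,0,0,0,0]
    - [0.05,0.002,0,0,0]

```text
t: 41.77
tool_pos: [0.5601, 0.1116, 0.1045]
tool_rot: [0.706, -0.705, -0.046, 0.051]
wrist_force: [0.4, 1.4, 0.1]
grip_width: 0.0443
```

Request:
arm_command:
  series:
    - [0.05,0.002,-0.02,0,0]
    - [0.05,0.002,-0.05,0,0]
    - [0.07,0.002,-0.08,0,0]
    - [0.088,-0.03,-0.1,0.02,0]
    - [0.088,-0.06,-0.1,0.05,0]

```text
t: 42.18
tool_pos: [0.4992, 0.1507, 0.208]
tool_rot: [0.707, -0.705, -0.046, 0.045]
wrist_force: [-1.2, 1.3, -0.4]
grip_width: 0.0678
```

Request:
arm_command:
  series:
    - [0.088,-0.03,0,0.03,0]
    - [0.088,-0.06,0,0.06,0]
    - [0.088,-0.08,0,0.09,0]
    - [0.088,-0.08,0,0.11,0]
    - [0.088,-0.08,0,0.11,0]

```text
t: 42.6
tool_pos: [0.4002, 0.2551, 0.2067]
tool_rot: [0.708, -0.703, -0.05, 0.053]
wrist_force: [1.4, 0.8, 0.8]
grip_width: 0.0882
```

```bash
python3 - <<'E'
from meas import *
ctrl.get_image("side"); p,d=snap("s32","side",(200,170,300,260),7); cv2.imwrite("pics/sf32.png",p[:,:,::-1])
print([(np.round(m["pixel"],1),m["score"]) for m in ctrl.mark_of("ring_grip","side")][:2],[(np.round(m["pixel"],1),m["score"]) for m in ctrl.mark_of("yoke_peg","side")][:2])
p,d=snap("t32","top",(180,150,320,255),5); np.save("pics/dt32.npy",d); cv2.imwrite("pics/tf32.png",p[:,:,::-1])
print([(np.round(m["pixel"],1),m["score"]) for m in ctrl.mark_of("ring_grip","top")][:2])
go()
E
```

```text
[(array([247.9, 210.8]), 0.69)] [(array([244.8, 228.1]), 0.85)]
[(array([248.3, 190.9]), 0.72)]
t 42.9 tcp [0.4033 0.2476 0.2052] w 0.088 F [-0.2  0.2 -1.2]
```

View pics/s32.png

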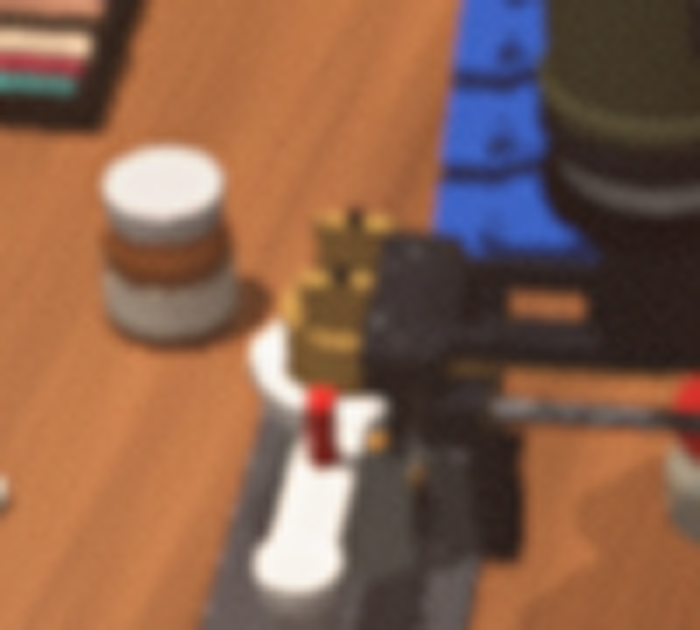

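View pics/t32.png

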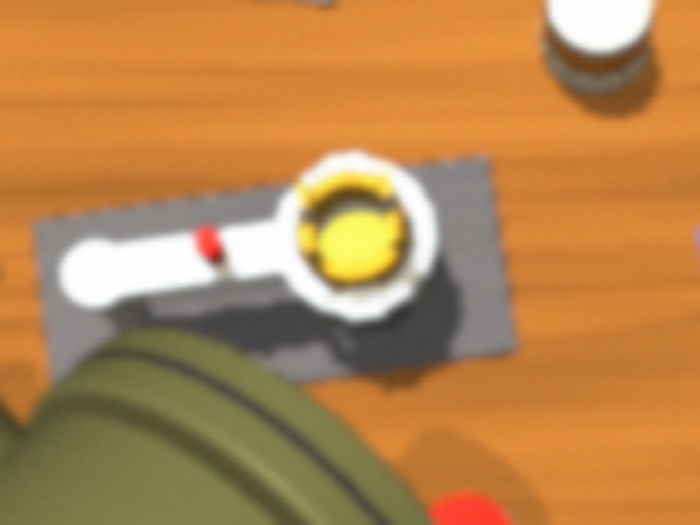

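```bash
python3 - <<'E'
from meas import *
d=np.load("pics/dt32.npy"); C=cloud("top",d); q=C[170:220,225:275].reshape(-1,3)*1000; q=q[(q[:,2]>128)&(q[:,2]<160)]
q=q+[1.7,5.5,0]
print(len(q),q.mean(0)); print(np.round(q[np.argsort(q[:,1])]).astype(int).tolist())
T=np.load("pics/Ctop.npy"); q=T[130:175,175:220].reshape(-1,3)*1000; q=q[(q[:,2]>130)&(q[:,2]<160)]+[1.7,5.5,0]; print(len(q)); print(np.round(q[np.argsort(q[:,0])]).astype(int).tolist())
big=cv2.imread("pics/tf32.png")[175:225,225:285]; cv2.imwrite("pics/z4.png",cv2.resize(big,None,fx=12,fy=12,interpolation=cv2.INTER_CUBIC))
E
```

```text
85 [572.34594644  41.3617759  149.17445607]
[[564, 16, 152], [562, 16, 149], [561, 17, 139], [561, 17, 132], [577, 18, 157], [575, 18, 155], [573, 18, 154], [581, 19, 150], [571, 19, 151], [563, 19, 153], [566, 19, 152], [562, 19, 150], [560, 20, 135], [588, 21, 151], [575, 21, 155], [594, 21, 149], [583, 21, 152], [578, 21, 154], [573, 21, 155], [586, 21, 150], [581, 21, 152], [591, 21, 148], [561, 21, 155], [569, 21, 152], [571, 21, 150], [567, 21, 150], [565, 21, 148], [561, 22, 142], [593, 23, 152], [580, 23, 154], [585, 23, 153], [588, 23, 152], [591, 23, 150], [578, 23, 154], [573, 23, 155], [575, 23, 154], [584, 23, 150], [593, 25, 154], [591, 25, 152], [552, 27, 129], [597, 46, 129], [557, 56, 133], [558, 57, 151], [560, 57, 150], [555, 57, 151], [563, 57, 148], [566, 57, 145], [570, 58, 138], [573, 58, 137], [555, 58, 138], [573, 58, 156], [571, 59, 154], [557, 59, 154], [577, 59, 152], [579, 59, 151], [565, 59, 153], [582, 59, 151], [562, 59, 152], [567, 59, 151], [570, 59, 149], [560, 59, 150], [556, 59, 149], [586, 59, 142], [556, 60, 137], [571, 61, 156], [555, 61, 129],
[... 2261 characters left out ...]
0], [706, 180, 146], [706, 176, 152], [706, 178, 131], [706, 170, 145], [706, 174, 152], [707, 167, 137], [707, 183, 152], [707, 168, 144], [707, 167, 150], [707, 198, 152], [707, 179, 150], [707, 193, 151], [707, 170, 149], [707, 175, 135], [708, 172, 149], [708, 189, 149], [708, 191, 149], [708, 166, 140], [708, 165, 133], [708, 196, 149], [708, 165, 146], [708, 181, 154], [709, 193, 154], [709, 183, 153], [709, 171, 152], [709, 179, 153], [709, 167, 152], [709, 186, 152], [709, 169, 151], [710, 177, 151], [710, 191, 151], [710, 174, 150], [710, 189, 150], [710, 165, 133], [710, 178, 155], [711, 165, 147], [711, 169, 153], [711, 167, 152], [712, 183, 153], [712, 181, 152], [712, 186, 152]]
```

View pics/z4.png

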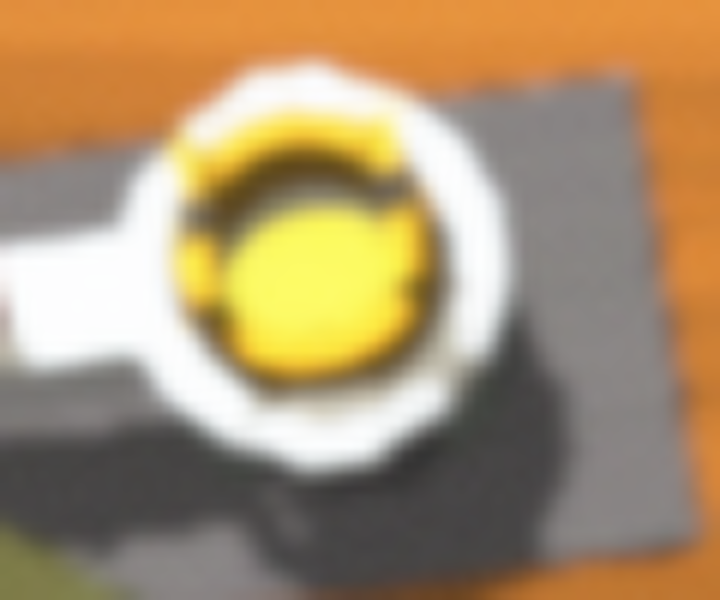

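```bash
python3 - <<'E'
from h import *
plan([(575,40.4,190,99),(575,40.4,165,99)],0.07)
E
```

```text
[[0.07, 0.0102, 0.0011, -0.0163, 6.3], [0.07, 0.0204, 0.0022, -0.0326, 12.7], [0.07, 0.0306, 0.0033, -0.0489, 19.0], [0.07, 0.0408, 0.0043, -0.0652, 25.3], [0.07, 0.051, 0.0054, -0.0815, 31.7]]
[[0.07, 0.0172, 0.0011, -0.0085, 6.3], [0.07, 0.0344, 0.0022, -0.017, 12.6], [0.07, 0.0517, 0.0033, -0.0255, 18.9], [0.07, 0.0689, 0.0044, -0.0341, 25.3], [0.07, 0.0861, 0.0055, -0.0426, 31.6]]
[[0.07, 0.0192, 0.001, 0.0018, 6.3], [0.07, 0.0383, 0.0021, 0.0036, 12.7], [0.07, 0.0574, 0.0032, 0.0054, 19.0], [0.07, 0.0766, 0.0043, 0.0072, 25.3], [0.07, 0.0766, 0.0293, 0.0072, 25.3]]
[[0.07, -0.0, 0.0, -0.0, 0.0], [0.07, -0.0, 0.0, -0.0, 0.0], [0.07, -0.0, 0.0, -0.0, 0.0], [0.07, -0.0, 0.0, -0.0, 0.0], [0.07, -0.0, 0.0, -0.0, 0.0]]
end [575.   40.4 165. ] -80.97
```

```bash
python3 - <<'E'
s=open('h.py').read()
s=s.replace("def plan(way,grip,n_settle=2,step=36,tstep=6.5):","def plan(way,grip,n_settle=2,step=36,tstep=6.5,absyaw=False):")
s=s.replace("e=0 if yw is None else (yw-y+90)%180-90\n        n=max","e=0 if yw is None else ((yw-y) if absyaw else (yw-y+90)%180-90)\n        n=max")
open('h.py','w').write(s)
from h import *
plan([(575,40.4,190,99),(575,40.4,165,99)],0.07,absyaw=True)
E
```

```text
[[0.07, 0.0095, 0.001, -0.0152, -6.1], [0.07, 0.019, 0.002, -0.0304, -12.2], [0.07, 0.0285, 0.003, -0.0456, -18.3], [0.07, 0.0381, 0.0041, -0.0608, -24.4], [0.07, 0.0476, 0.0051, -0.0761, -30.5]]
[[0.07, 0.0005, 0.001, -0.0179, -6.0], [0.07, 0.0009, 0.002, -0.0358, -12.1], [0.07, 0.0014, 0.003, -0.0538, -18.2], [0.07, 0.0019, 0.004, -0.0717, -24.3], [0.07, 0.0024, 0.005, -0.0896, -30.4]]
[[0.07, -0.0087, 0.0011, -0.0157, -6.1], [0.07, -0.0174, 0.0021, -0.0314, -12.2], [0.07, -0.026, 0.0031, -0.0471, -18.3], [0.07, -0.0347, 0.0041, -0.0629, -24.4], [0.07, -0.0434, 0.0051, -0.0786, -30.5]]
[[0.07, 0.0, 0.025, 0.0, 0.0], [0.07, 0.0, 0.025, 0.0, 0.0], [0.07, 0.0, 0.025, 0.0, 0.0], [0.07, 0.0, 0.025, 0.0, 0.0], [0.07, 0.0, 0.025, 0.0, 0.0]]
end [575.   40.4 165. ] 99.03
```

Request:
arm_command:
  series:
    - [0.07,0.0095,0.001,-0.015,-6.1]
    - [0.07,0.019,0.002,-0.0305,-12.2]
    - [0.07,0.0285,0.003,-0.0455,-18.3]
    - [0.07,0.038,0.004,-0.061,-24.4]
    - [0.07,0.0475,0.005,-0.076,-30.5]

```text
t: 43.32
tool_pos: [0.4609, 0.1781, 0.1999]
tool_rot: [0.668, -0.667, -0.231, 0.235]
wrist_force: [0.1, -0.3, -0.5]
grip_width: 0.0696
```

Request:
arm_command:
  series:
    - [0.07,0.0005,0.001,-0.018,-6.1]
    - [0.07,0.001,0.002,-0.036,-12.1]
    - [0.07,0.0015,0.003,-0.054,-18.2]
    - [0.07,0.002,0.004,-0.0715,-24.3]
    - [0.07,0.0025,0.005,-0.0895,-30.4]

```text
t: 43.73
tool_pos: [0.518, 0.1092, 0.1944]
tool_rot: [0.585, -0.582, -0.398, 0.401]
wrist_force: [-0.3, 0.5, 0.3]
grip_width: 0.0701
```

Request:
arm_command:
  series:
    - [0.07,-0.0085,0.001,-0.0155,-6.1]
    - [0.07,-0.0175,0.002,-0.0315,-12.2]
    - [0.07,-0.026,0.003,-0.047,-18.3]
    - [0.07,-0.0345,0.004,-0.063,-24.4]
    - [0.07,-0.0435,0.005,-0.0785,-30.5]

```text
t: 44.15
tool_pos: [0.5752, 0.0399, 0.1889]
tool_rot: [0.459, -0.456, -0.538, 0.54]
wrist_force: [0.3, 0.5, -0.5]
grip_width: 0.0696
```

Request:
arm_command:
  series:
    - [0.07,0,0,0,0]
    - [0.07,0,0.01,0,0]
    - [0.07,0,0.02,0,0]
    - [0.07,0,0.02,0,0]
    - [0.07,0,0.02,0,0]

```text
t: 44.57
tool_pos: [0.5734, 0.043, 0.1686]
tool_rot: [0.46, -0.456, -0.537, 0.54]
wrist_force: [0.9, -0.2, 0.5]
grip_width: 0.0699
```

```bash
python3 - <<'E'
from h import *
ctrl.get_image("side");ctrl.get_image("side"); p,d=snap("s33","side",(200,150,300,260),7)
go([.575,.0404,.132],np.radians(99)); print(ctrl.observe()["joint_positions"])
E
```

```text
shift mm [-3.  37.8 -0.3] world d [  0.6  -2.9 -37.8]
turn deg 0.23 yaw now 99.23 q7 0.68
t 44.72 tcp [0.5744 0.0433 0.1698] w 0.0698 F [0.7 0.4 0.1]
[ 0.43378898  0.9737024  -1.15914932  1.75332856  0.98887605  1.13093895
  0.67586448]
```

View pics/s33.png

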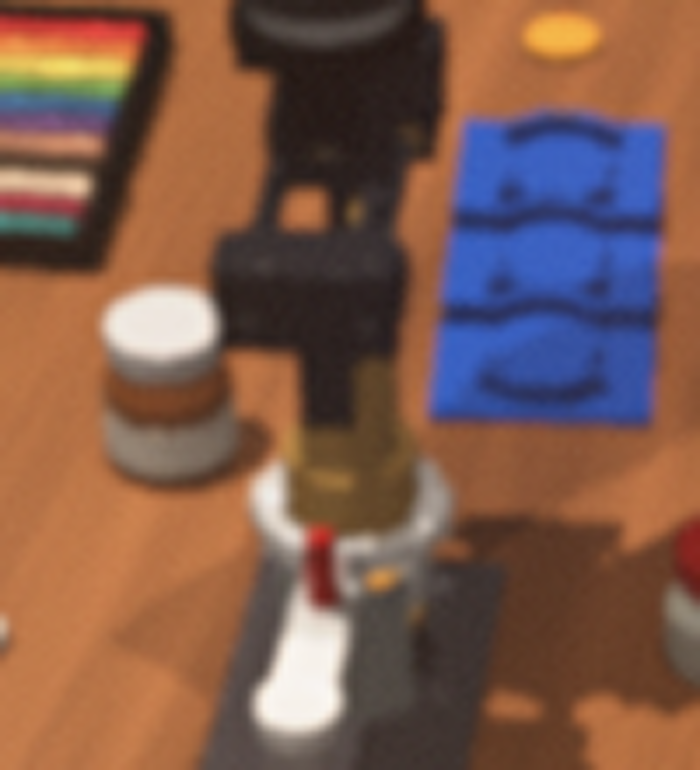

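Request:
arm_command:
  series:
    - [0.07,-0.003,0,0,0]
    - [0.07,-0.003,0.01,0,0]
    - [0.07,-0.003,0.02,0,0]
    - [0.07,-0.003,0.03,0,0]
    - [0.07,-0.003,0.036,0,0]

```text
t: 45.13
tool_pos: [0.574, 0.039, 0.1314]
tool_rot: [0.46, -0.456, -0.537, 0.54]
wrist_force: [-1.0, -0.3, 0.2]
grip_width: 0.0702
```

```bash
python3 - <<'E'
from h import *
ctrl.get_image("side");ctrl.get_image("side"); p,d=snap("s34","side",(200,150,300,260),7)
go([.575,.0404,.132],np.radians(99))
E
```

```text
shift mm [ 0.7  0.6 -0.8] world d [ 0.7  0.9 -0.6]
turn deg 0.19 yaw now 99.19 q7 0.64
t 45.28 tcp [0.5743 0.0395 0.1326] w 0.0699 F [-0.1  0.3  0.1]
```

View pics/s34.png

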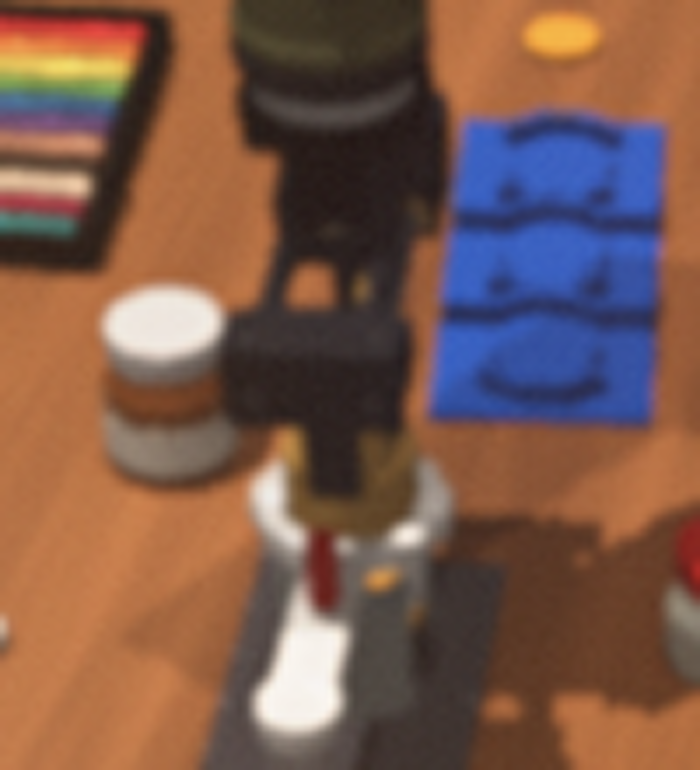

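Straddling the wings. Close.

Request:
arm_command:
  series:
    - [0.05,0.0005,0,-0.0005,0]
    - [0.04,0.0005,0,-0.0005,0]
    - [0.04,0.0005,0,-0.0005,0]
    - [0.04,0.0005,0,-0.0005,0]
    - [0.04,0.0005,0,-0.0005,0]
  force: 25

```text
t: 45.7
tool_pos: [0.5763, 0.0366, 0.1338]
tool_rot: [0.459, -0.459, -0.535, 0.54]
wrist_force: [1.3, -6.0, 3.6]
grip_width: 0.0461
```

Request:
arm_command:
  series:
    - [0.04,0,0,0,0]
    - [0.04,0,0,0,0]
    - [0.04,0,0,0,0]
    - [0.04,0,0,0,0]
    - [0.04,0,0,0,0]

```text
t: 46.12
tool_pos: [0.5762, 0.0366, 0.1338]
tool_rot: [0.459, -0.459, -0.535, 0.54]
wrist_force: [1.3, -7.1, 3.3]
grip_width: 0.0458
```

```bash
python3 - <<'E'
from h import *
go([.575,.0404,.132],np.radians(99)); print(ctrl.observe()["moment"])
E
```

```text
shift mm [4.  1.8 0.6] world d [-1.2  3.8 -1.8]
turn deg -0.0 yaw now 99.0 q7 0.64
t 46.12 tcp [0.5762 0.0366 0.1338] w 0.0458 F [ 1.3 -7.1  3.3]
[-1.25465735 -0.38852954  0.04564451]
```

Request:
arm_command:
  series:
    - [0.04,-0.0035,-0.001,0.0005,0]
    - [0.04,-0.0035,-0.001,0.0005,0]
    - [0.04,-0.0035,-0.001,0.0005,0]
    - [0.04,-0.0035,-0.001,0.0005,0]
    - [0.04,-0.0035,-0.001,0.0005,0]

```text
t: 46.53
tool_pos: [0.576, 0.0362, 0.1341]
tool_rot: [0.46, -0.457, -0.537, 0.539]
wrist_force: [6.2, -0.1, -8.7]
grip_width: 0.046
```

```bash
python3 - <<'E'
from h import *
go([.575,.0370,.132],np.radians(99)); print(ctrl.observe()["moment"])
E
```

```text
shift mm [1.  2.1 0.8] world d [-1.   0.8 -2.1]
turn deg 0.15 yaw now 99.15 q7 0.65
t 46.53 tcp [0.576  0.0362 0.1341] w 0.046 F [ 6.2 -0.1 -8.7]
[-0.14157871 -1.30606483 -0.01809191]
```

Request:
arm_command:
  series:
    - [0.04,0,0.001,-0.001,0]
    - [0.04,0,0.001,-0.001,0]
    - [0.04,0,0.001,-0.001,0]
    - [0.04,0,0.001,-0.001,0]
    - [0.04,0,0.001,-0.001,0]

```text
t: 46.95
tool_pos: [0.5763, 0.0363, 0.1339]
tool_rot: [0.46, -0.457, -0.537, 0.54]
wrist_force: [1.0, -2.9, 1.9]
grip_width: 0.0464
```

```bash
python3 - <<'E'
from h import *
go([.575,.0370,.132],np.radians(99)); print(ctrl.observe()["moment"])
# first stroke rows: 5 rows of 6 deg clockwise about current tcp: pure turn, sink
E
```

```text
shift mm [0.9 1.9 1.2] world d [-1.3  0.7 -1.9]
turn deg 0.16 yaw now 99.16 q7 0.65
t 46.95 tcp [0.5763 0.0363 0.1339] w 0.0464 F [ 1.  -2.9  1.9]
[-0.86196028 -0.46105706  0.01783037]
```

Request:
arm_command:
  series:
    - [0.04,0,0.0006,0,6.5]
    - [0.04,0,0.0013,0,13]
    - [0.04,0,0.002,0,19.5]
    - [0.04,0,0.0027,0,26]
    - [0.04,0,0.0034,0,32.5]

```text
t: 47.37
tool_pos: [0.5762, 0.0358, 0.1304]
tool_rot: [0.593, -0.591, -0.385, 0.389]
wrist_force: [1.2, -6.0, 3.9]
grip_width: 0.046
```

```bash
python3 - <<'E'
from h import *
go(None,0); print(ctrl.observe()["moment"])
ctrl.get_image("side"); p,d=snap("s35","side",(200,150,300,260),7); go()
E
```

```text
turn deg 66.32 yaw now 66.32 q7 0.12
t 47.37 tcp [0.5762 0.0358 0.1304] w 0.046 F [ 1.2 -6.   3.9]
[-1.01852875 -0.26621832 -0.00380809]
t 47.47 tcp [0.5762 0.0358 0.1304] w 0.0457 F [ 1.  -5.4  4. ]
```

View pics/s35.png

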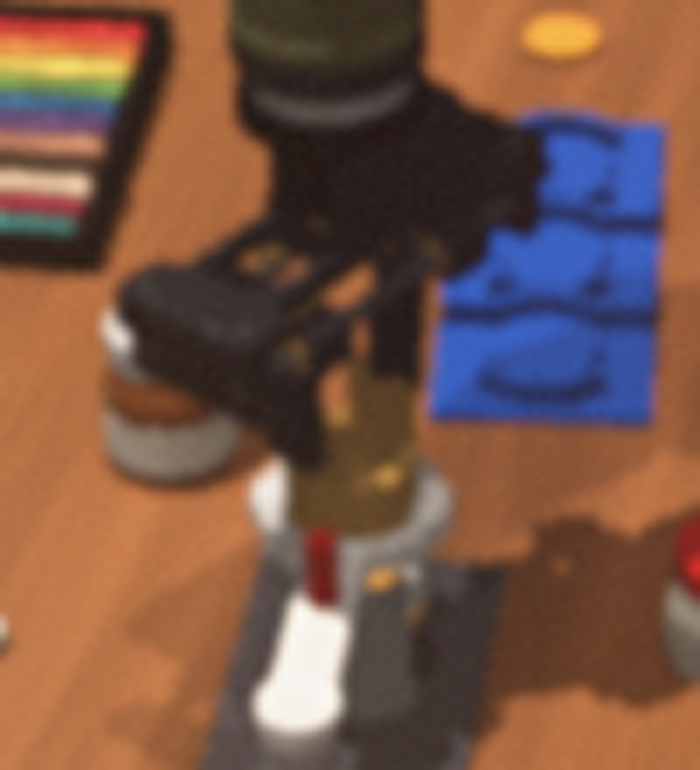

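Request:
arm_command:
  series:
    - [0.04,-0.001,0.0006,0,6.5]
    - [0.04,-0.001,0.0013,0,13]
    - [0.04,-0.001,0.002,0,19.5]
    - [0.04,-0.001,0.0027,0,26]
    - [0.04,-0.001,0.0034,0,32.5]

```text
t: 47.88
tool_pos: [0.5758, 0.0354, 0.127]
tool_rot: [0.677, -0.676, -0.204, 0.208]
wrist_force: [1.8, -4.5, 4.3]
grip_width: 0.0457
```

Request:
arm_command:
  series:
    - [0.04,0,0.0006,0,6.5]
    - [0.04,0,0.0013,0,13]
    - [0.04,0,0.002,0,19.5]
    - [0.04,0,0.0027,0,26]
    - [0.04,0,0.0034,0,32.5]

```text
t: 48.3
tool_pos: [0.5754, 0.0352, 0.1236]
tool_rot: [-0.707, 0.707, 0.007, -0.011]
wrist_force: [-1.7, -5.8, 4.1]
grip_width: 0.0457
```

```bash
python3 - <<'E'
from h import *
go(None,0); print(ctrl.observe()["moment"],ctrl.observe()["joint_positions"])
ctrl.get_image("side"); p,d=snap("s36","side",(200,150,300,260),7); go()
E
```

```text
turn deg 1.41 yaw now 1.41 q7 -0.87
t 48.3 tcp [0.5754 0.0352 0.1236] w 0.0457 F [-1.7 -5.8  4.1]
[-1.02568794 -0.1695161  -0.00122348] [ 0.28070635  0.89194404 -0.76194228  1.7899399   0.82474331  0.81878825
 -0.87482037]
t 48.4 tcp [0.5755 0.0352 0.1236] w 0.0456 F [-0.5 -4.8  4.5]
```

View pics/s36.png

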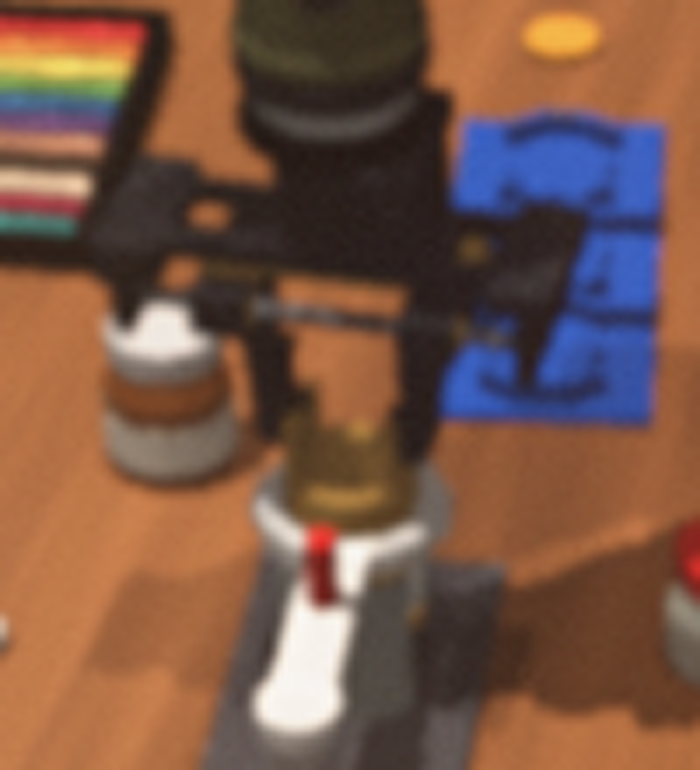

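Request:
arm_command:
  series:
    - [0.04,0,0.0006,-0.001,6.5]
    - [0.04,0,0.0013,-0.001,13]
    - [0.04,0,0.002,-0.001,19.5]
    - [0.04,0,0.0027,-0.001,26]
    - [0.04,0,0.0034,-0.001,32.5]

```text
t: 48.82
tool_pos: [0.5752, 0.0352, 0.1201]
tool_rot: [-0.681, 0.682, -0.191, 0.187]
wrist_force: [-1.1, -2.5, 4.2]
grip_width: 0.0461
```

Request:
arm_command:
  series:
    - [0.04,0,0.0006,0,6.5]
    - [0.04,0,0.0013,0,13]
    - [0.04,0,0.002,0,19.5]
    - [0.04,0,0.0027,0,26]
    - [0.04,0,0.0034,0,32.5]

```text
t: 49.23
tool_pos: [0.5751, 0.0356, 0.1167]
tool_rot: [-0.601, 0.602, -0.374, 0.37]
wrist_force: [-1.0, -2.0, 4.5]
grip_width: 0.0458
```

```bash
python3 - <<'E'
from h import *
go(None,-1); print(ctrl.observe()["moment"],ctrl.observe()["joint_positions"])
E
```

```text
turn deg -6.21 yaw now -63.5 q7 -1.78
t 49.23 tcp [0.5751 0.0356 0.1167] w 0.0458 F [-1.  -2.   4.5]
[-0.68048921  0.02609646  0.01368424] [ 0.12643808  0.83126052 -0.46566859  1.80264521  0.57323368  0.65201874
 -1.78460757]
```

Request:
arm_command:
  series:
    - [0.04,0,0.0006,0,6.5]
    - [0.04,0,0.0013,0,13]
    - [0.04,0,0.002,0,19.5]
    - [0.04,0,0.0027,0,26]
    - [0.04,0,0.0034,0,32.5]

```text
t: 49.65
tool_pos: [0.575, 0.0362, 0.1133]
tool_rot: [0.472, -0.474, 0.528, -0.523]
wrist_force: [-1.2, -1.6, 4.7]
grip_width: 0.0459
```

```bash
python3 - <<'E'
from h import *
go(None,-1.57); print(ctrl.observe()["moment"],ctrl.observe()["joint_positions"])
E
```

```text
turn deg -6.03 yaw now -95.99 q7 -2.2
t 49.65 tcp [0.575  0.0362 0.1133] w 0.0459 F [-1.2 -1.6  4.7]
[-0.40845828  0.28563349  0.01575684] [ 0.03864737  0.81497109 -0.31057372  1.80933528  0.40671645  0.58641981
 -2.19917312]
```

Request:
arm_command:
  series:
    - [0.04,0,0.0005,0,5]
    - [0.04,0,0.001,0,10]
    - [0.04,0,0.0015,0,15]
    - [0.04,0,0.002,0,20]
    - [0.04,0,0.0024,0,24]

```text
t: 50.07
tool_pos: [0.5752, 0.0368, 0.1109]
tool_rot: [0.353, -0.355, 0.614, -0.61]
wrist_force: [-1.8, -0.5, 8.6]
grip_width: 0.046
```

```bash
python3 - <<'E'
from h import *
go(None,-1.57); print(ctrl.observe()["moment"],ctrl.observe()["joint_positions"][6])
E
```

```text
turn deg -29.93 yaw now -119.89 q7 -2.49
t 50.07 tcp [0.5752 0.0368 0.1109] w 0.046 F [-1.8 -0.5  8.6]
[-0.26658384  0.3062577   0.13836593] -2.487470304937598
```

Request:
arm_command:
  series:
    - [0.06,0,0,0,0]
    - [0.07,0,0,0,0]
    - [0.07,0,0,0,0]
    - [0.07,0,-0.01,0,0]
    - [0.07,0,-0.025,0,0]

```text
t: 50.48
tool_pos: [0.5747, 0.0351, 0.135]
tool_rot: [0.352, -0.358, 0.613, -0.61]
wrist_force: [0.5, -0.3, -0.4]
grip_width: 0.0699
```

Request:
arm_command:
  series:
    - [0.07,0,-0.02,0,0]
    - [0.07,0,-0.02,0,-7]
    - [0.07,0,-0.02,0,-14]
    - [0.07,0,-0.02,0,-21]
    - [0.07,0,-0.02,0,-28]

```text
t: 50.9
tool_pos: [0.5762, 0.035, 0.1565]
tool_rot: [0.493, -0.495, 0.508, -0.505]
wrist_force: [0.3, 1.1, -0.2]
grip_width: 0.07
```

Request:
arm_command:
  series:
    - [0.07,0,0,0,-7]
    - [0.07,0,0,0,-14]
    - [0.07,0,0,0,-21]
    - [0.07,0,0,0,-28]
    - [0.07,0,0,0,-35]

```text
t: 51.32
tool_pos: [0.5762, 0.0348, 0.1563]
tool_rot: [-0.623, 0.624, -0.336, 0.333]
wrist_force: [-0.7, -0.2, -0.2]
grip_width: 0.0702
```

Request:
arm_command:
  series:
    - [0.07,0,0,0,-7]
    - [0.07,0,0,0,-14]
    - [0.07,0,0,0,-21]
    - [0.07,0,0,0,-28]
    - [0.07,0,0,0,-35]

```text
t: 51.73
tool_pos: [0.5762, 0.0347, 0.1563]
tool_rot: [-0.695, 0.695, -0.133, 0.13]
wrist_force: [-0.1, 0.6, 0.2]
grip_width: 0.0699
```

Request:
arm_command:
  series:
    - [0.07,0,0,0,-7]
    - [0.07,0,0,0,-14]
    - [0.07,0,0,0,-21]
    - [0.07,0,0,0,-28]
    - [0.07,0,0,0,-35]

```text
t: 52.15
tool_pos: [0.5762, 0.0346, 0.1563]
tool_rot: [0.703, -0.702, -0.082, 0.085]
wrist_force: [-0.4, 0.5, 0.2]
grip_width: 0.0699
```

Request:
arm_command:
  series:
    - [0.07,0,0,0,-7]
    - [0.07,0,0,0,-14]
    - [0.07,0,0,0,-21]
    - [0.07,0,0,0,-28]
    - [0.07,0,0,0,-35]

```text
t: 52.57
tool_pos: [0.5762, 0.0344, 0.1563]
tool_rot: [0.645, -0.644, -0.289, 0.292]
wrist_force: [-0.3, -0.2, 0.7]
grip_width: 0.0699
```

```bash
python3 - <<'E'
from h import *
ctrl.get_image("side"); p,d=snap("s37","side",(200,150,300,260),7); 
go([.5753,.0366,.113],np.radians(60.1)); print(ctrl.observe()["joint_positions"])
E
```

```text
shift mm [ 1.2 42.9  1.8] world d [ -0.8   2.1 -42.9]
turn deg -11.9 yaw now 48.2 q7 -0.13
t 52.67 tcp [0.5761 0.0345 0.1559] w 0.0703 F [-1.   0.   0.6]
[ 0.38819627  0.92336534 -0.99491966  1.76297645  0.91407237  1.00073755
 -0.13432754]
```

View pics/s37.png

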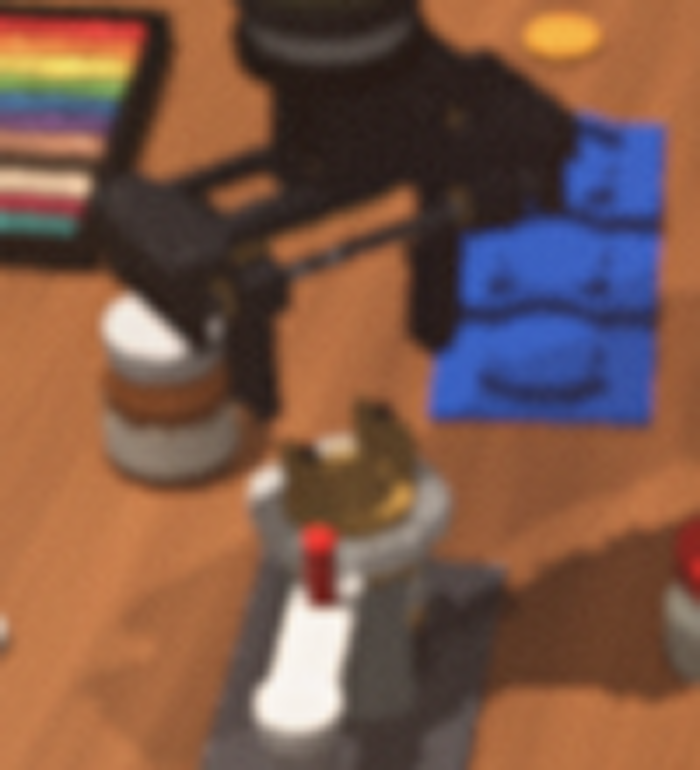

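Request:
arm_command:
  series:
    - [0.07,0.001,0,0.002,-6]
    - [0.07,0.001,0.005,0.002,-12]
    - [0.07,0.001,0.02,0.002,-12]
    - [0.07,0.001,0.035,0.002,-12]
    - [0.07,0.001,0.044,0.002,-12]
  force: 40

```text
t: 53.08
tool_pos: [0.5742, 0.0361, 0.1097]
tool_rot: [0.614, -0.612, -0.351, 0.355]
wrist_force: [-0.1, 0.0, 0.0]
grip_width: 0.07
```

Request:
arm_command:
  series:
    - [0.06,0,0,0,0]
    - [0.04,0,0,0,0]
    - [0.04,0,0,0,0]
    - [0.04,0,0,0,0]
    - [0.04,0,0,0,0]

```text
t: 53.5
tool_pos: [0.5753, 0.037, 0.1124]
tool_rot: [0.613, -0.611, -0.353, 0.356]
wrist_force: [-0.8, -0.9, 1.5]
grip_width: 0.0456
```

```bash
python3 - <<'E'
from h import *
go([.5753,.0366,.113],np.radians(60.1)); print(ctrl.observe()["moment"])
ctrl.get_image("side"); p,d=snap("s38","side",(200,150,300,260),7); go()
E
```

```text
shift mm [-0.3 -0.6 -0.2] world d [ 0.  -0.4  0.6]
turn deg 0.03 yaw now 60.13 q7 -0.01
t 53.5 tcp [0.5753 0.037  0.1124] w 0.0456 F [-0.8 -0.9  1.5]
[-0.00258523 -0.09080859 -0.06794051]
t 53.6 tcp [0.5753 0.0369 0.1123] w 0.0454 F [-1.5 -0.5  4.3]
```

View pics/s38.png

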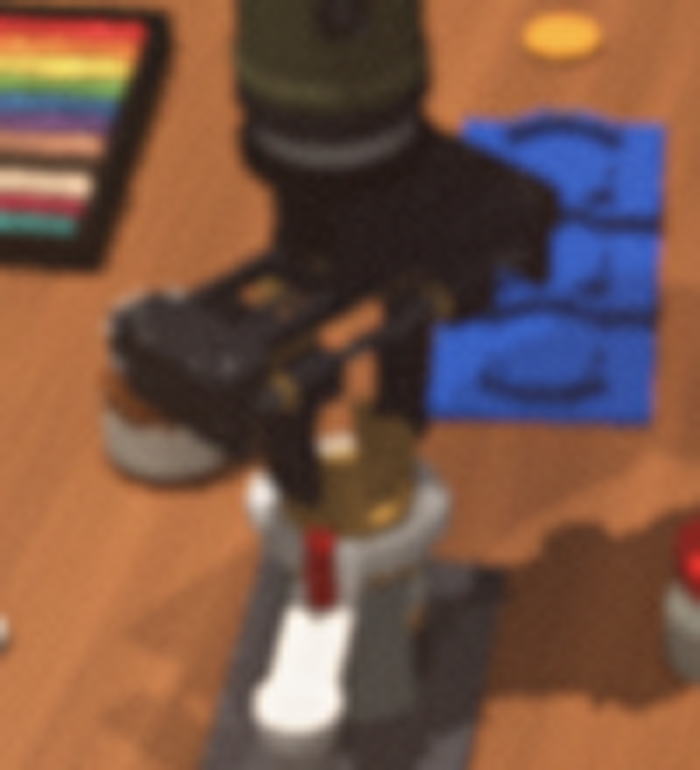

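Request:
arm_command:
  series:
    - [0.04,0,0.0002,0,2]
    - [0.04,0,0.0004,0,4]
    - [0.04,0,0.0006,0,6]
    - [0.04,0,0.0008,0,8]
    - [0.04,0,0.0008,0,8]

```text
t: 54.02
tool_pos: [0.5754, 0.037, 0.1123]
tool_rot: [0.636, -0.635, -0.31, 0.312]
wrist_force: [-1.4, -0.7, 8.1]
grip_width: 0.0457
```

```bash
python3 - <<'E'
from h import *
go(None,np.radians(60.1)); print(ctrl.observe()["moment"])
E
```

```text
turn deg -7.9 yaw now 52.2 q7 -0.14
t 54.02 tcp [0.5754 0.037  0.1123] w 0.0457 F [-1.4 -0.7  8.1]
[-0.32451326  0.16982636  0.38407155]
```

Request:
arm_command:
  series:
    - [0.04,0,0,0,2]
    - [0.04,0,0,0,4]
    - [0.04,0,0,0,6]
    - [0.04,0,0,0,8]
    - [0.04,0,0,0,8]

```text
t: 54.43
tool_pos: [0.5754, 0.0372, 0.1122]
tool_rot: [0.655, -0.655, -0.266, 0.268]
wrist_force: [-2.1, -1.3, 8.1]
grip_width: 0.0459
```

```bash
python3 - <<'E'
from h import *
go(None,np.radians(60.1)); print(ctrl.observe()["moment"])
ctrl.get_image("side"); p,d=snap("s39","side",(200,150,300,260),7); go()
E
```

```text
turn deg -15.78 yaw now 44.32 q7 -0.26
t 54.43 tcp [0.5754 0.0372 0.1122] w 0.0459 F [-2.1 -1.3  8.1]
[-0.32324695  0.01939414  0.91423011]
t 54.53 tcp [0.5754 0.0372 0.1122] w 0.0461 F [-1.4 -2.2  8.2]
```

View pics/s39.png

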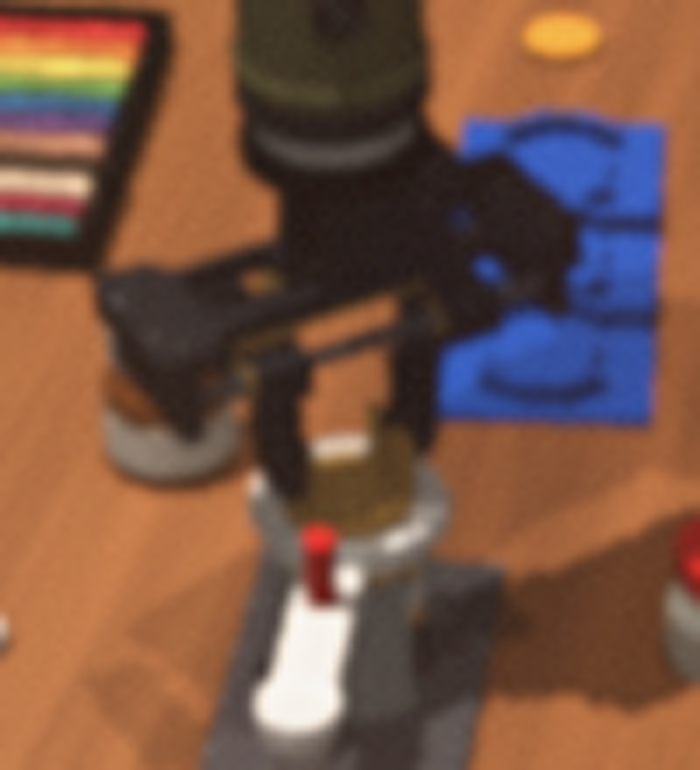

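Request:
arm_command:
  series:
    - [0.06,0,0,0,0]
    - [0.07,0,0,0,0]
    - [0.07,0,0,0,0]
    - [0.07,0,-0.01,0,0]
    - [0.07,0,-0.03,0,0]

```text
t: 54.95
tool_pos: [0.5737, 0.0363, 0.1396]
tool_rot: [0.656, -0.654, -0.263, 0.269]
wrist_force: [-0.1, 0.2, 0.1]
grip_width: 0.0699
```

Request:
arm_command:
  series:
    - [0.07,0,-0.03,0,0]
    - [0.07,0,-0.05,0,0]
    - [0.07,0,-0.05,0,0]
    - [0.07,0,-0.05,0,0]
    - [0.07,0,-0.05,0,0]

```text
t: 55.37
tool_pos: [0.575, 0.0364, 0.1904]
tool_rot: [0.656, -0.654, -0.264, 0.268]
wrist_force: [0.2, -0.4, -0.1]
grip_width: 0.0695
```

```bash
python3 - <<'E'
from h import *
p,d=snap("s40","side",(200,150,300,260),7); cv2.imwrite("pics/sf40.png",p[:,:,::-1])
C=cloud("side",d)*1000; q=C[195:235,235:265].reshape(-1,3); q=q[(q[:,2]>108)&(q[:,2]<140)&(np.hypot(q[:,0]-575,q[:,1]-38)<32)]; print(len(q)); print(np.round(q[np.argsort(q[:,2])][::4]).astype(int).tolist())
go()
E
```

```text
102
[[551, 35, 108], [588, 61, 110], [563, 26, 110], [566, 24, 111], [576, 12, 112], [581, 64, 113], [593, 53, 114], [594, 51, 116], [552, 32, 117], [589, 58, 118], [571, 16, 119], [558, 33, 120], [597, 51, 122], [602, 43, 123], [561, 19, 123], [578, 64, 125], [584, 62, 126], [601, 37, 126], [559, 28, 126], [574, 18, 127], [550, 37, 128], [554, 33, 128], [562, 26, 128], [591, 49, 129], [593, 51, 130], [550, 37, 132]]
t 55.42 tcp [0.5748 0.0363 0.1899] w 0.0697 F [ 0.1  0.3 -0.6]
```

View pics/s40.png

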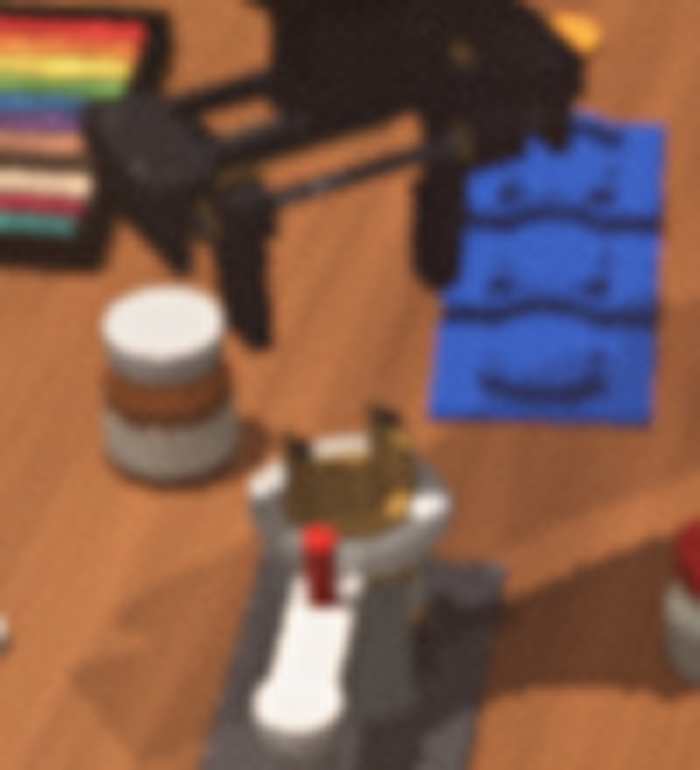

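Request:
arm_command:
  series:
    - [0.07,-0.02,-0.02,-0.02,0]
    - [0.07,-0.05,-0.02,-0.04,0]
    - [0.07,-0.08,-0.02,-0.06,0]
    - [0.07,-0.11,-0.02,-0.08,0]
    - [0.07,-0.13,-0.02,-0.1,0]

```text
t: 55.83
tool_pos: [0.5495, -0.1288, 0.2093]
tool_rot: [0.656, -0.654, -0.262, 0.269]
wrist_force: [1.4, 0.1, -0.6]
grip_width: 0.0696
```

Request:
arm_command:
  series:
    - [0.07,-0.02,0,-0.02,0]
    - [0.07,-0.04,0,-0.04,0]
    - [0.07,-0.06,0,-0.06,0]
    - [0.07,-0.06,0,-0.08,0]
    - [0.07,-0.06,0,-0.08,0]

```text
t: 56.25
tool_pos: [0.5649, -0.2297, 0.2086]
tool_rot: [0.657, -0.656, -0.261, 0.266]
wrist_force: [0.0, -0.4, 0.3]
grip_width: 0.0705
```

```bash
python3 - <<'E'
from h import *
ctrl.get_image("side"); snap("s41","side",(140,140,380,400),2.3); snap("t41","top",(50,120,470,310),1.9); snap("s42","side",(215,190,285,270),7); go()
E
```

```text
t 56.45 tcp [ 0.5641 -0.2231  0.2102] w 0.0701 F [-0.9  0.4  0.3]
```

View pics/s41.png

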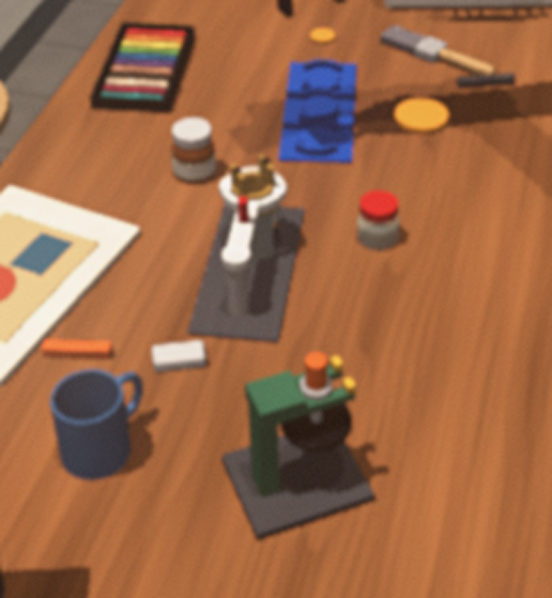

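View pics/t41.png

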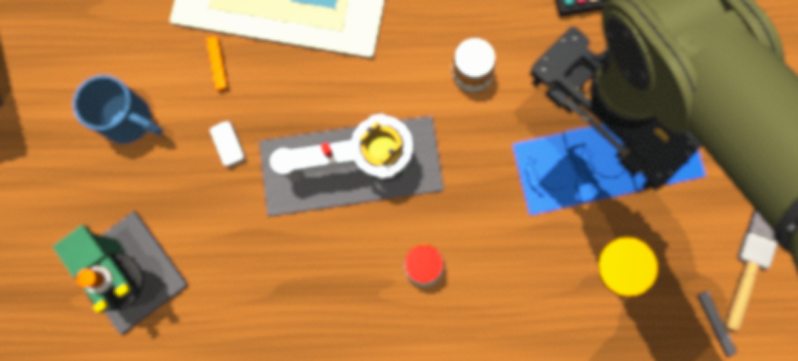

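View pics/s42.png

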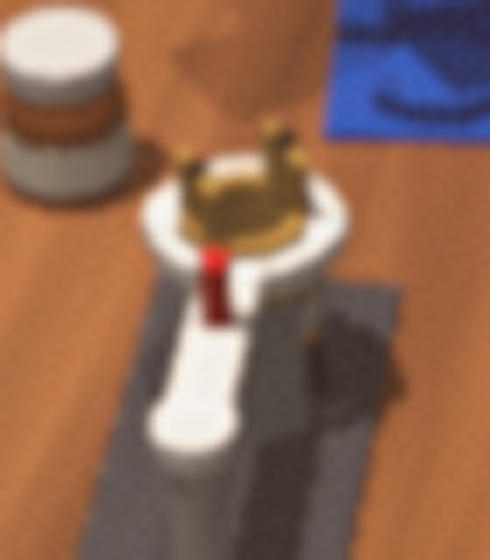

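```bash
python3 - <<'E'
from bench import ctrl
print(ctrl.sign_off(), ctrl.observe()["t"])
E
```

```text
the job is handed in; nothing more can be done
the job is handed in; nothing more can be done
```

The job is done and handed in at about 56 s, well under the 210 s limit.

- **Cap:** It hangs in the hook, with its collar resting on the prongs behind the yellow lips.
- **Barrel stack:** I lowered in the lens, then the amber filter, then the spacer, each released only once the wrist force showed contact. Only the middle-sized amber filter was in the mould; the other two cavities were empty.
- **Yoke:** I swung it against its stop. A further 2 mm push at up to about 18 N moved nothing.
- **Retaining ring:** I turned it about 235° (4.1 rad) in two grasps. Torque rose from near zero to about 0.9 N m, so the stack is clamped.

**Last checks:** The final pictures from both cameras show the cap on the hook, the yoke over the barrel with the ring down, and the bystanders where they were. The arm was clear of everything.

**Readings that disagreed:**
- **Cameras:** Their positions differed by about 2 mm in x and 5 mm in y, so I worked mainly from the side camera and felt for contact.
- **Ring axis:** Gripping the ring put its axis about 3.5 mm off my camera estimate of the barrel in y. I re-centred before turning, and no part jammed.
- **Ring depth:** The ring turned about 0.27 rad (1.6 mm) past the contact point worked out from the nominal thicknesses. I cannot tell whether that is give in the stack or my estimate of the start angle.
- **Stack not seen at the end:** The yoke and ring cover the stack, so I could not check that the parts lie flat in the last pictures. Earlier ones showed the filter flat and nothing unusual about the spacer.

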